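# Line up flat-edged blanks on the welding fence, clamp them and set their nuts

## Robot

A 6-joint arm with a two-finger parallel gripper is mounted at the origin on a cart in front of the work surface, level with it; the furniture and walls round the work are solid. World frame = base frame: x ahead of the robot, y to its left, z up, the work surface at z = 0. Lengths are in mm, angles in rad, forces in N, time in s.
With the tool pointing down it reaches from about 350 to 875 mm from the base axis. Payload 4.2 kg.
Tool frame: the origin (TCP) lies between the finger pads; the fingertips stand 19 mm ahead of it and the grasp point (between the pads) is the TCP; y points along the fingers, z is the direction in which the jaws open and shut, and the axes are right-handed (so a half turn about y gives the same grasp; the last joint's range is limited). The gripper opens to 85 mm and grips with 20 to 120 N. Pads are 22 mm wide; open, the fingers measure 114 mm over their backs; the gripper's body (76 mm by 85 mm) begins 54 mm behind the grasp point. The pads swing forward as they close: fully open they stand 13 mm farther back than shut.
Start: joints at [-1.059, 0.385, 0.008, 0, -1.194, -0.259], TCP at [156.339, -605.109, 250.312] pointing down, gripper open.
Joint ranges: [-3.14, 3.14], [-1.21, 2.06], [-1.07, 1.41], [-3.16, 2.05], [-2.99, -0.16], [-3.1, 3.1]. Speed limits (rad/s): [2.79, 2.79, 3.14, 3.14, 3.14, 3.14].

## Interface

Orientations are given as a unit quaternion [x, y, z, w].
In Python, from bench import arm gives the robot as it stands.
- The arm moves only by the shell command python3 -m inch 'ROWS'. ROWS is JSON, a list of rows, each a list of 7 numbers: the opening, from 0 (shut) to 1 (fully open), then the shift along the tool's x, y, z in cm, then the turn, a rotation vector about the tool's x, y, z in degrees. A call has 1 to 20 rows; each row is the pose to reach, as a shift and turn from the pose commanded when the call began, along the tool's axes at that moment; what a row does not reach only later rows make up. A row lasts 1/12 s, in which the tool goes at most 41.7 mm and 7.16 degrees, less where a joint would pass 70% of its speed; a pose out of reach is approached as far as the arm can. A call with a gripper value outside its range is refused whole. The fingers move at their own pace and stop on an object; the grip force is fixed at half the most. Time passes only in rows, so rows that repeat a pose let the fingers close. It gives the time, the measured TCP pose, the force and the opening at its end, in the units of the state.
- arm.read_state(): the state, without advancing time (a new reading comes with each control period).
- arm.get_image(name): name is "scene" or "side" or "wrist"; returns the picture (400x640x3 uint8, red, green, blue); there is no depth.
- arm.camera_params(name): a dict with "fx", "fy", "cx", "cy" (pixels), "rvec" (rotation vector, rad) and "tvec" (3), from world to camera coordinates, as OpenCV has them. Camera axes: x right, y down, z forward; pixel columns grow to the right and rows downward; lengths in mm; the calibration is good to about 2 mm. A picture is of the moment at which its call begins: read the wrist's pose just before it. camera_params takes no time and is no camera call; for the wrist camera it gives the pose at the moment of the call.
- arm.job_done(): hands the job in, once; it reports no verdict.
Trained networks look in the newest picture that a camera, given by its name, has taken for a name from the list of things; names that differ only in an ending like _2 or _b are one class to them, and where a whole thing is asked for, a point or a joint stands for the part that bears it (a point fixed in the world has none). Each returns a list of dicts, best first, with "conf" (0 to 1); they miss things now and then, are a little off and sometimes report something else, mostly with a low value. They report only what shows in the picture. A call takes as long as a camera call. They do not tell look-alikes from the thing itself.
- arm.masks_of(label, camera): "mask" (400x640 bool, what is visible of it) and "extent" ([left, top, width, height] in pixels, round what is visible of it).
The state is a dict: "clock": time; "joints": joint angles; "joint_vel": joint speeds; "joint_efforts": joint torques, N m; "position": TCP position; "ee_rot": TCP orientation; "contact_force": force on the tool from outside, world axes, zero at the start; "wrist_torque": the same for the moment, N m; "gripper_width": finger opening in mm.
Only numpy, scipy, OpenCV 4.12 (cv2) and the standard library are available. Lean on these libraries where they do the work, as an engineer would, in place of code of your own. Each camera call takes 0.05 s, during which the arm holds its last target.

## Task

Get the foot plates ready for tack welding: without lifting them off the table, turn each round steel blank by its brass stud until its flat edge faces the fence, and slide it up so that the flat lies flush against the fence bar. When all the blanks are lined up, flip the orange cam lever over its high point so that it snaps closed and brings the clamp lip down over the flats. Then set one of the big nuts from the green tray flat on each blank, centred over its dark hole, and leave the chisel and the tape measure where they are.

Things in the scene. Friction and masses are not known exactly. Their poses are not given: they have to be found in the camera images.
- fence: Fixed welding fence. Origin on the table top below the middle of the bar's front edge; y runs along the bar, x points into the bar, away from the blanks. Front face: plane x = 0, 8 mm high, y from -168 to +168 mm; blue posts 30 mm high at y = -176 and 176 mm. A flush blank has its centre at x = -37 mm; keep centres within 120 mm of the middle. Position and yaw vary.
- lip (a joint): Height of the steel clamp lip above the bar, driven by the cam lever: 0 = open (underside 15.5 mm above the table), -0.0064 m = closed (9 mm). It is 6 mm thick and overhangs the bar's front face by 6 mm along the whole bar; a blank slides in under it.
- cam_lever (a joint): Angle of the orange cam lever about an axis along the fence's y: 0 = open, leaning 32 degrees to the front (fence -x), where it starts; 0.55 = upright, the high point; 1.1 = closed, leaning 32 degrees back. A spring pushes it away from the high point to either stop; about 7 N at the tip starts it, less near the top, and past the top it snaps shut by itself.
- lever_tip (a point): Rounded end of the cam lever (orange grip 18 mm thick, 34 mm long), 69 mm from the pivot; at either stop it is about 83 mm above the table, at the high point 93 mm. Rising with it, not dragging across it, avoids jamming.
- lever_pivot (a point): Pivot axis of the cam lever, 24 mm above the table, 45 mm behind the fence's front face and 70 mm from its middle towards +y.
- blank_1: Round steel blank, 90 mm diameter, 8 mm thick, about 0.38 kg, loose on the table. Origin at the centre of its underside; +x points square to its one straight flat edge, 37 mm from the centre, 51 mm long. A dark 20 mm hole (painted look, not deep) in a scribed circle marks the centre of the top. Any yaw at the start; two or three of the three blanks are there.
- stud_1 (a point): Half-way up the brass stud of blank_1: upright round stud, 10 mm diameter, 25 mm tall, standing on the top face (from 8 to 33 mm above the table), 30 mm from the blank's centre on the side opposite the flat (x = -30 mm).
- blank_2: Round steel blank, 90 mm diameter, 8 mm thick, about 0.38 kg, loose on the table. Origin at the centre of its underside; +x points square to its one straight flat edge, 37 mm from the centre, 51 mm long. A dark 20 mm hole (painted look, not deep) in a scribed circle marks the centre of the top. Any yaw at the start; two or three of the three blanks are there.
- stud_2 (a point): Half-way up the brass stud of blank_2: upright round stud, 10 mm diameter, 25 mm tall, standing on the top face (from 8 to 33 mm above the table), 30 mm from the blank's centre on the side opposite the flat (x = -30 mm).
- blank_3: Round steel blank, 90 mm diameter, 8 mm thick, about 0.38 kg, loose on the table. Origin at the centre of its underside; +x points square to its one straight flat edge, 37 mm from the centre, 51 mm long. A dark 20 mm hole (painted look, not deep) in a scribed circle marks the centre of the top. Any yaw at the start; two or three of the three blanks are there.
- stud_3 (a point): Half-way up the brass stud of blank_3: upright round stud, 10 mm diameter, 25 mm tall, standing on the top face (from 8 to 33 mm above the table), 30 mm from the blank's centre on the side opposite the flat (x = -30 mm).
- big_nut_1_c (a point): Centre (half-way up) of a big hexagon nut, 34 mm over the corners, 30 mm across flats, 16 mm high, 65 g; its x axis points to a corner, so two of its flats face its +y and -y axes. Lies flat in the tray at the start; any big nut may go on any blank, and one is left over when there are two blanks.
- big_nut_2_c (a point): Centre (half-way up) of a big hexagon nut, 34 mm over the corners, 30 mm across flats, 16 mm high, 65 g; its x axis points to a corner, so two of its flats face its +y and -y axes. Lies flat in the tray at the start; any big nut may go on any blank, and one is left over when there are two blanks.
- big_nut_3_c (a point): Centre (half-way up) of a big hexagon nut, 34 mm over the corners, 30 mm across flats, 16 mm high, 65 g; its x axis points to a corner, so two of its flats face its +y and -y axes. Lies flat in the tray at the start; any big nut may go on any blank, and one is left over when there are two blanks.
- small_nut_c (a point): Centre of a small hexagon nut, 27 mm over the corners, 24 mm across flats, 13 mm high: clutter in the tray, not wanted.
- nozzle: Copper gas nozzle, 68 mm long, 21 mm thick, lying across the tray (along the tray's x): clutter in the tray, not wanted. Origin at the centre of the underside, length along its own y.
- tray: Shallow green parts tray, fixed, 92 x 390 mm outside (x by y), rim only 10 mm high, rim and floor 3 mm thick, so that the nuts stand out above the rim. Origin at the centre of its underside. Holds big nuts, a small nut, a gas nozzle and a bolt in a row.
- bolt: Bolt 81 mm long, 28 mm high, lying along the tray's x at its +y end: clutter. Its length runs along its own y; origin at the centre of the underside.
- chisel: Dark cold chisel, 24 x 185 x 16 mm, lying to the left; bystander, to be left alone. Origin at the centre of the underside.
- tape: Yellow tape measure, 39 x 79 x 62 mm, standing on the table beyond the left (+y) end of the fence; bystander, to be left alone. Origin at the centre of the underside.
Things that resemble listed ones, but are neither listed nor needed, are in the scene too. Leave any pink or purple look-alike of the part that bears big_nut_2_c alone. Leave any pink or purple look-alike of the blank_1 alone.

How it is judged (in metres and radians):
On the way, in this order (a step that is already met when the one before it is completed fails the run):
1. every blank lies with its flat flush against the fence bar, the cam lever still open (x of blank_1 in the frame of fence between -0.04 and -0.034 m and y of blank_1 in the frame of fence between -0.125 and 0.125 m and angle between the x axis of each of blank_1, blank_2, blank_3 and the x axis of fence, either way round below 0.06 rad and height (world z) of each of blank_1, blank_2, blank_3 below 0.004 m and angle between each of blank_1, blank_2, blank_3's own z axis and vertical below 0.06 rad and x of blank_2 in the frame of fence between -0.04 and -0.034 m and y of blank_2 in the frame of fence between -0.125 and 0.125 m and x of blank_3 in the frame of fence between -0.04 and -0.034 m and y of blank_3 in the frame of fence between -0.125 and 0.125 m and value of joint cam_lever below 0.3 rad), for 0.2 s.
2. the cam lever is snapped closed (value of joint cam_lever above 1 rad), for 0.2 s.
At the end, for the whole second after the job is handed in: Every blank lies flat on the table with its flat edge against the fence bar (gap at most 3 mm, within 0.06 rad, centre within 125 mm of the bar's middle); the cam lever is past 1.0 rad; on every blank one big nut lies flat, its centre within 6 mm of the blank's centre; all at rest (x of blank_1 in the frame of fence between -0.04 and -0.034 m and y of blank_1 in the frame of fence between -0.125 and 0.125 m and angle between the x axis of each of blank_1, blank_2, blank_3 and the x axis of fence, either way round below 0.06 rad and height (world z) of each of blank_1, blank_2, blank_3 below 0.004 m and angle between each of blank_1, blank_2, blank_3's own z axis and vertical below 0.06 rad and x of blank_2 in the frame of fence between -0.04 and -0.034 m and y of blank_2 in the frame of fence between -0.125 and 0.125 m and x of blank_3 in the frame of fence between -0.04 and -0.034 m and y of blank_3 in the frame of fence between -0.125 and 0.125 m and value of joint cam_lever above 1 rad and ((horizontal distance between big_nut_1_c and blank_1 below 0.006 m and z of big_nut_1_c in the frame of blank_1 between 0.013 and 0.0195 m and angle between the z axis of big_nut_1_c and the z axis of blank_1, either way round below 0.12 rad) or (horizontal distance between big_nut_2_c and blank_1 below 0.006 m and z of big_nut_2_c in the frame of blank_1 between 0.013 and 0.0195 m and angle between the z axis of big_nut_2_c and the z axis of blank_1, either way round below 0.12 rad) or (horizontal distance between big_nut_3_c and blank_1 below 0.006 m and z of big_nut_3_c in the frame of blank_1 between 0.013 and 0.0195 m and angle between the z axis of big_nut_3_c and the z axis of blank_1, either way round below 0.12 rad)) and ((horizontal distance between big_nut_1_c and blank_2 below 0.006 m and z of big_nut_1_c in the frame of blank_2 between 0.013 and 0.0195 m and angle between the z axis of big_nut_1_c and the z axis of blank_2, either way round below 0.12 rad) or (horizontal distance between big_nut_2_c and blank_2 below 0.006 m and z of big_nut_2_c in the frame of blank_2 between 0.013 and 0.0195 m and angle between the z axis of big_nut_2_c and the z axis of blank_2, either way round below 0.12 rad) or (horizontal distance between big_nut_3_c and blank_2 below 0.006 m and z of big_nut_3_c in the frame of blank_2 between 0.013 and 0.0195 m and angle between the z axis of big_nut_3_c and the z axis of blank_2, either way round below 0.12 rad)) and ((horizontal distance between big_nut_1_c and blank_3 below 0.006 m and z of big_nut_1_c in the frame of blank_3 between 0.013 and 0.0195 m and angle between the z axis of big_nut_1_c and the z axis of blank_3, either way round below 0.12 rad) or (horizontal distance between big_nut_2_c and blank_3 below 0.006 m and z of big_nut_2_c in the frame of blank_3 between 0.013 and 0.0195 m and angle between the z axis of big_nut_2_c and the z axis of blank_3, either way round below 0.12 rad) or (horizontal distance between big_nut_3_c and blank_3 below 0.006 m and z of big_nut_3_c in the frame of blank_3 between 0.013 and 0.0195 m and angle between the z axis of big_nut_3_c and the z axis of blank_3, either way round below 0.12 rad)) and linear speed of each of blank_1, blank_2, blank_3 below 0.02 m/s); the robot touches nothing.
It fails at once if a blank is lifted more than 15 mm off the table (height (world z) of any of blank_1, blank_2, blank_3 above 0.015 m).
It fails at once if the chisel or the tape measure is moved (distance of any of chisel, tape from where it was at the start of the episode above 0.04 m).
Of blank_1, blank_2, blank_3 only 2 to 3 are there at a start; the rules pass over those that are not, and their reading is None.
At some moment in a run one of big_nut_1, big_nut_2, big_nut_3, blank_1, blank_2, blank_3 may be knocked a few centimetres aside while the robot is not near it.
It also fails if it takes over 210 s, if anything falls off the work surface, if the arm or the gripper's body presses on something with over 40 N, if the wrist force passes 120 N, or if a joint passes its speed limit or range.

## Working session

There is one attempt and no reset: what is moved stays moved. The work goes in short steps, Python scripts to look and compute and a shell command to move; the robot and the scene stay as the last step left them, time stands still between calls to the robot, and variables do not carry over. Pictures are saved under pics/ and viewed, and the job is handed in when it is done.

```bash
ls; mkdir -p pics
python3 - <<'E'
from bench import arm
import cv2
print(arm.read_state())
for n in ("scene","side","wrist"):
    im=arm.get_image(n); cv2.imwrite(f"pics/{n}0.png",im[:,:,::-1]); print(n,arm.camera_params(n))
E
```

```text
pics
{'clock': 0.0, 'joints': array([-1.05941117e+00,  3.85570775e-01,  6.60335168e-03, -5.05942626e-04,
       -1.19397976e+00, -2.58576580e-01]), 'joint_vel': array([ 0.00047895, -0.00118903, -0.00115593,  0.00083185, -0.00083266,
       -0.00017516]), 'joint_efforts': array([ 5.19302666e-04, -3.92293489e+01,  1.88402814e+01,  4.18634802e+00,
       -4.72837826e-03,  8.32876253e-06]), 'position': array([ 156.19760041, -604.60233227,  249.20312048]), 'ee_rot': array([-0.70070588, -0.08894648,  0.08920946,  0.70224032]), 'contact_force': array([-1.10270765,  0.23985466, -0.59351813]), 'wrist_torque': array([ 0.01481051, -0.04096378, -0.02664499]), 'gripper_width': 85.55129334310259}
scene {'fx': 367.22458106645587, 'fy': 367.22458106645587, 'cx': 322.16097611901074, 'cy': 203.43278972457972, 'rvec': array([ 0.8658736 , -2.61746941,  0.99242235]), 'tvec': array([342.45364834, 358.07569081, 703.15485083])}
side {'fx': 455.30440894565993, 'fy': 455.30440894565993, 'cx': 315.01015528947937, 'cy': 197.8368335907525, 'rvec': array([ 1.94389758, -0.23872217,  0.18134188]), 'tvec': array([-536.28667085,   62.58212351, 1062.56841039])}
wrist {'fx': 294.9098204203879, 'fy': 294.9098204203879, 'cx': 321.70186881006174, 'cy': 196.8093693774976, 'rvec': array([-1.79748669, -2.3188401 , -0.35898749]), 'tvec': array([623.87728484, -40.24827926, 379.55851393])}
```

View pics/scene0.png

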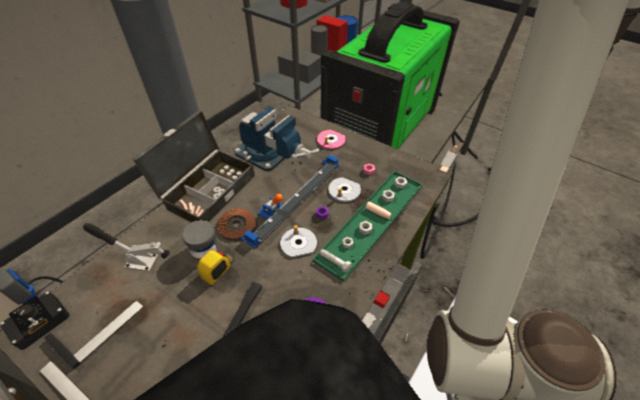

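View pics/side0.png

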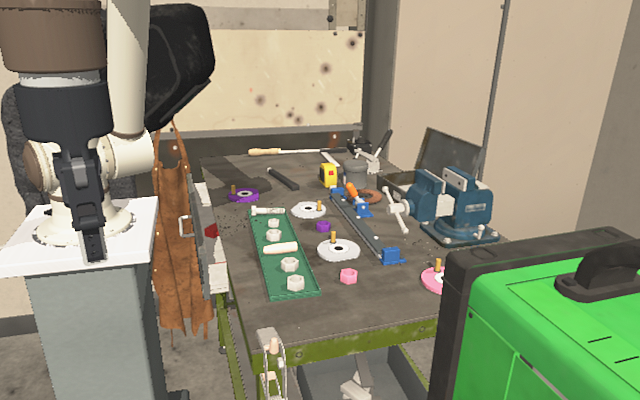

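View pics/wrist0.png

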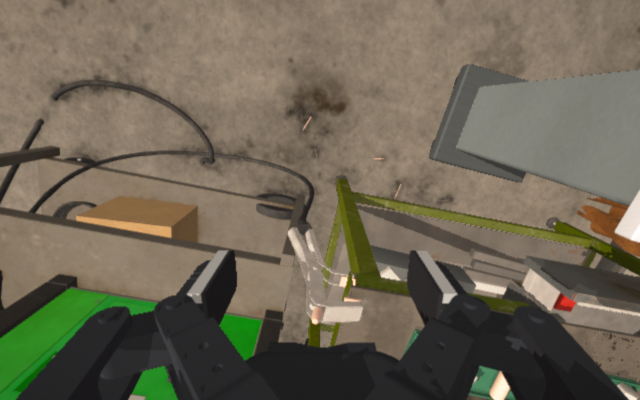

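The scene shows two steel blanks: one at about (298,242) and one at (344,189). There is a pink look-alike at (330,139), a purple one near (315,302), and pink and purple nut look-alikes at (369,169) and (321,213). The tray holds three big nuts, a small nut, a nozzle and a bolt.

```bash
cat > h.py <<'E'
from bench import arm
import cv2, numpy as np
def cam(n,p=None):
    p=p or arm.camera_params(n); R=cv2.Rodrigues(np.array(p['rvec']))[0]; t=np.array(p['tvec'])
    K=np.array([[p['fx'],0,p['cx']],[0,p['fy'],p['cy']],[0,0,1]]); return K,R,t
def px2w(c,uv,z):
    K,R,t=c; uv=np.atleast_2d(uv).astype(float)
    d=(R.T@np.linalg.inv(K)@np.c_[uv,np.ones(len(uv))].T).T; C=-R.T@t
    return C+d*((z-C[2])/d[:,2])[:,None]
def w2px(c,X):
    K,R,t=c; q=(K@(R@np.atleast_2d(X).T+t[:,None])).T; return q[:,:2]/q[:,2:]
def tri(c1,u1,c2,u2):
    P=[c[0]@np.c_[c[1],c[2]] for c in (c1,c2)]
    X=cv2.triangulatePoints(P[0],P[1],np.array(u1,float).reshape(2,1),np.array(u2,float).reshape(2,1)); return (X[:3]/X[3]).ravel()
def save(n,name,crop=None,f=1):
    im=arm.get_image(n)[:,:,::-1].copy()
    if crop: x,y,w,h=crop; im=im[y:y+h,x:x+w]
    im=cv2.resize(im,None,fx=f,fy=f,interpolation=cv2.INTER_CUBIC); cv2.imwrite('pics/'+name,im)
E
python3 - <<'E'
from h import *
save('scene','s1.png',(220,110,220,180),3.6)
save('side','d1.png',(220,150,220,160),3.6)
for n in ('scene','side'):
    c=cam(n)
    for l,z in (('blank_1',8),('stud_1',20),('big_nut_1_c',11),('small_nut_c',9),('fence',4),('tray',5),('cam_lever',60),('nozzle',13),('bolt',15)):
        for d in arm.masks_of(l,n):
            v,u=np.nonzero(d['mask']); 
            print(n,l,round(d['conf'],2),d['extent'],(round(u.mean(),1),round(v.mean(),1)),px2w(c,(u.mean(),v.mean()),z).round()[0],len(u))
E
```

```text
scene blank_1 0.71 [280.1, 227.7, 36.6, 26.4] (np.float64(298.5), np.float64(241.7)) [524. -35.   8.] 829
scene blank_1 0.66 [319.1, 132.0, 28.5, 15.3] (np.float64(331.1), np.float64(139.5)) [ 692. -411.    8.] 399
scene blank_1 0.63 [331.5, 176.8, 31.1, 24.4] (np.float64(344.3), np.float64(189.6)) [ 534. -252.    8.] 583
scene stud_1 0.75 [320.1, 128.3, 27.0, 19.0] (np.float64(330.7), np.float64(139.4)) [ 685. -398.   20.] 396
scene stud_1 0.74 [328.6, 180.3, 32.7, 24.9] (np.float64(344.6), np.float64(189.6)) [ 527. -243.   20.] 587
scene stud_1 0.73 [282.4, 223.5, 34.1, 34.1] (np.float64(298.3), np.float64(242.0)) [518. -27.  20.] 875
scene small_nut_c 0.62 [364.5, 205.0, 25.8, 13.4] (np.float64(377.4), np.float64(210.1)) [ 419. -242.    9.] 214
scene small_nut_c 0.58 [341.6, 237.0, 9.1, 5.0] (np.float64(347.7), np.float64(242.2)) [ 425. -106.    9.] 86
scene fence 0.57 [240.0, 157.0, 100.9, 92.0] (np.float64(287.4), np.float64(204.0)) [ 629. -117.    4.] 1816
scene tray 0.73 [312.7, 171.4, 109.5, 110.7] (np.float64(366.1), np.float64(226.9)) [ 415. -178.    5.] 3285
scene tray 0.3
[... 1630 characters left out ...]
82.3] (np.float64(364.9), np.float64(224.2)) [ 637. -151.    4.] 1820
side fence 0.37 [286.8, 272.1, 14.5, 20.2] (np.float64(295.8), np.float64(282.1)) [ 424. -359.    4.] 236
side tray 0.87 [244.1, 209.3, 76.7, 90.6] (np.float64(281.6), np.float64(259.1)) [ 414. -271.    5.] 2962
side cam_lever 0.43 [345.4, 181.7, 17.9, 22.8] (np.float64(354.0), np.float64(192.7)) [629. -87.  60.] 176
side nozzle 0.59 [263.6, 241.7, 32.3, 10.3] (np.float64(280.7), np.float64(247.5)) [ 419. -237.   13.] 329
side nozzle 0.16 [319.4, 165.0, 16.9, 26.6] (np.float64(328.1), np.float64(174.6)) [644. 188.  13.] 364
side bolt 0.6 [250.3, 205.8, 32.9, 10.2] (np.float64(265.0), np.float64(210.3)) [416. -43.  15.] 194
```

View pics/s1.png

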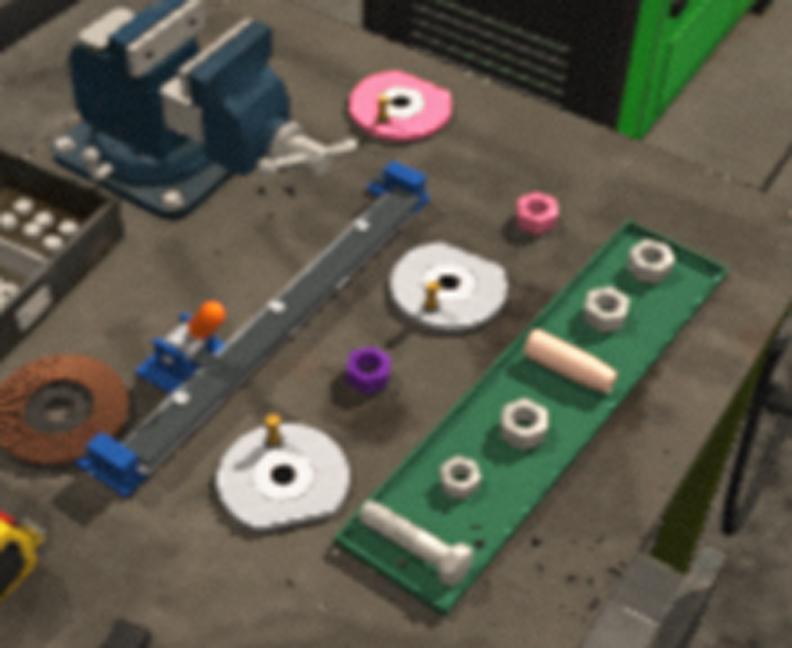

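View pics/d1.png

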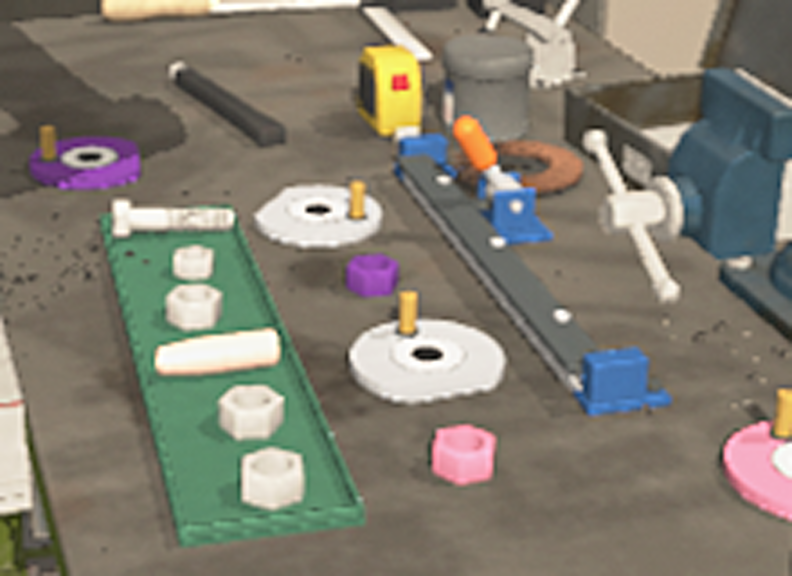

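The zoomed scene view has hole centres at (283,475) and (449,282), and studs at (273,432) and (431,295). In the side view the same holes are at (318,209) and (428,353).

Run:
```python
from h import *
cs,cd=cam('scene'),cam('side')
S=lambda u,v:((u+.5)/3.6+220-.5,(v+.5)/3.6+110-.5)
D=lambda u,v:((u+.5)/3.6+220-.5,(v+.5)/3.6+150-.5)
P={'holeA':((283,475),(318,209),8),'studAtop':((273,418),(357,184),33),'holeB':((449,282),(428,353),8),'studBtop':((432,285),(408,295),33),
'postR':((404,178),(615,358),30),'postL':((114,450),(424,142),30),'levertip':((214,306),(462,124),83),
'purpnut':((369,365),(371,263),16),'pinknut':((537,206),(464,437),16),
'n1':((652,253),(273,460),19),'n2':((607,302),(250,396),19),'n3':((525,418),(193,295),19),'small':((460,471),(193,251),16)}
for k,(a,b,z) in P.items():
    print(k,tri(cs,S(*a),cd,D(*b)).round(),px2w(cs,S(*a),z)[0].round(),px2w(cd,D(*b),z)[0].round())
```

```text
holeA [526. -35.   8.] [525. -34.   8.] [527. -34.   8.]
studAtop [549. -55.  33.] [549. -55.  33.] [549. -54.  33.]
holeB [ 538. -257.    9.] [ 537. -257.    8.] [ 539. -256.    8.]
studBtop [ 534. -227.   32.] [ 533. -226.   33.] [ 534. -228.   33.]
postR [ 627. -319.   27.] [ 622. -315.   30.] [ 625. -324.   30.]
postL [623.  28.  27.] [620.  30.  30.] [621.  21.  30.]
levertip [617. -78.  81.] [618. -78.  83.] [613. -85.  83.]
purpnut [ 534. -146.   16.] [ 533. -145.   16.] [ 534. -145.   16.]
pinknut [ 524. -365.   17.] [ 524. -366.   16.] [ 525. -363.   16.]
n1 [ 421. -370.   21.] [ 420. -372.   19.] [ 422. -367.   19.]
n2 [ 423. -303.   20.] [ 423. -304.   19.] [ 424. -301.   19.]
n3 [ 414. -171.   18.] [ 413. -170.   19.] [ 414. -172.   19.]
small [ 426. -105.   17.] [ 426. -106.   16.] [ 426. -102.   16.]
```

```bash
cat >> h.py <<'E'
from scipy.spatial.transform import Rotation as Ro
def st():
    s=arm.read_state(); R=Ro.from_quat(s['ee_rot']).as_matrix(); return s,R
def plan(target=None, jawyaw=None, verbose=True):
    """shift in cm along tool axes to reach target (mm) and rotvec (deg) to make tool down with jaw (z) heading jawyaw (deg) """
    s,R=st(); out=[]
    if target is not None: out.append((R.T@(np.array(target,float)-s['position'])/10).round(2))
    if jawyaw is not None:
        a=np.radians(jawyaw); z=np.array([np.cos(a),np.sin(a),0]); y=np.array([0,0,-1.]); x=np.cross(y,z)
        out.append(Ro.from_matrix(R.T@np.c_[x,y,z]).as_rotvec(degrees=True).round(2))
    print(s['clock'].round(2) if hasattr(s['clock'],'round') else s['clock'],'pos',s['position'].round(1),'x',R[:,0].round(3),'y',R[:,1].round(3),'z',R[:,2].round(3),'w',round(s['gripper_width'],1),'F',s['contact_force'].round(1),'q',s['joints'].round(2)); print('PLAN',*out)
E
python3 - <<'E'
from h import *
K,R,t=cam('wrist'); s,T=st()
C=-R.T@t; print('cam in tool',T.T@(C-s['position']), 'axis in tool',T.T@R[2], T.T@R[1])
plan([450,-150,300],None); plan([450,-150,300],90);plan([450,-150,300],-90)
E
```

```text
cam in tool [ -76.36511404 -123.636914      0.3807986 ] axis in tool [ 3.01345301e-01  9.53515027e-01 -3.22100595e-04] [ 9.53514967e-01 -3.01345413e-01 -3.87847901e-04]
1.15 pos [ 156.3 -605.1  250.3] x [0.968 0.25  0.   ] y [-0.  0. -1.] z [-0.25   0.968  0.   ] w 85.6 F [0.3 0.4 0.5] q [-1.06  0.38  0.01 -0.   -1.19 -0.26]
PLAN [39.81 -4.97 36.72]
1.15 pos [ 156.3 -605.1  250.3] x [0.968 0.25  0.   ] y [-0.  0. -1.] z [-0.25   0.968  0.   ] w 85.6 F [0.3 0.4 0.5] q [-1.06  0.38  0.01 -0.   -1.19 -0.26]
PLAN [39.81 -4.97 36.72] [-0.   14.48  0.  ]
1.15 pos [ 156.3 -605.1  250.3] x [0.968 0.25  0.   ] y [-0.  0. -1.] z [-0.25   0.968  0.   ] w 85.6 F [0.3 0.4 0.5] q [-1.06  0.38  0.01 -0.   -1.19 -0.26]
PLAN [39.81 -4.97 36.72] [ 0.0000e+00 -1.6552e+02  1.0000e-02]
```

```bash
python3 -m inch '[[0.4,13,-3,12,0,5,0],[0.4,26,-5,24,0,10,0],[0.4,39.8,-5,36.7,0,14.5,0],[0.4,39.8,-5,36.7,0,14.5,0],[0.4,39.8,-5,36.7,0,14.5,0],[0.4,39.8,-5,36.7,0,14.5,0],[0.4,39.8,-5,36.7,0,14.5,0],[0.4,39.8,-5,36.7,0,14.5,0],[0.4,39.8,-5,36.7,0,14.5,0],[0.4,39.8,-5,36.7,0,14.5,0],[0.4,39.8,-5,36.7,0,14.5,0],[0.4,39.8,-5,36.7,0,14.5,0],[0.4,39.8,-5,36.7,0,14.5,0],[0.4,39.8,-5,36.7,0,14.5,0],[0.4,39.8,-5,36.7,0,14.5,0],[0.4,39.8,-5,36.7,0,14.5,0],[0.4,39.8,-5,36.7,0,14.5,0],[0.4,39.8,-5,36.7,0,14.5,0]]'
python3 - <<'E'
from h import *
plan([450,-150,300],90)
save('wrist','w1.png',None,1.25)
E
```

```text
clock: 2.65
position: [449.1, -151.3, 300.2]
ee_rot: [0.707, -0.001, 0.001, -0.707]
contact_force: [0.0, 0.9, -0.4]
gripper_width: 34.2
2.65 pos [ 449.1 -151.3  300.2] x [ 1.    -0.002 -0.   ] y [-0. -0. -1.] z [ 0.002  1.    -0.   ] w 34.2 F [ 0.   0.9 -0.4] q [ 0.02  0.09 -0.26 -0.   -1.22 -1.59]
PLAN [0.09 0.02 0.13] [ 0.   -0.14 -0.02]
```

View pics/w1.png

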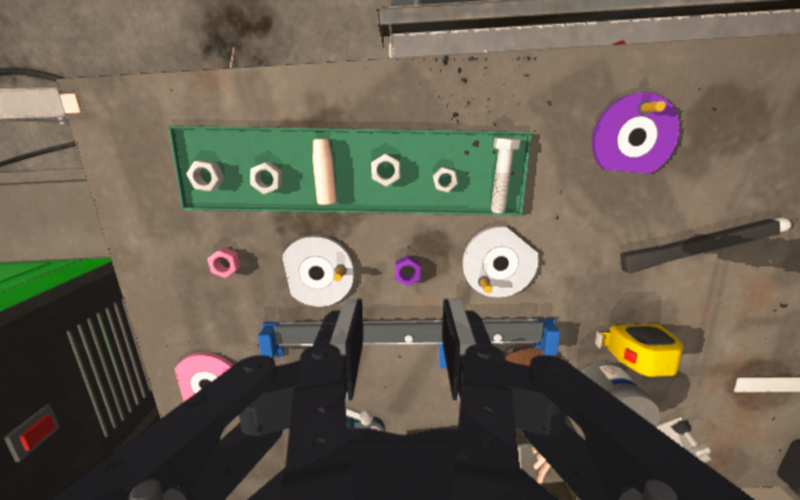

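From above (1.25x) the hole centres are at (316,273) and (501,264), the studs at about (340,271) and (486,285), and the purple nut at (407,271). The fence front runs along row ~320 and the nuts lie at (205,176), (265,178), (385,170).

Run:
```python
from h import *
c=cam('wrist')
im=arm.get_image('wrist')[:,:,::-1]
cv2.imwrite('pics/w2a.png',cv2.resize(im[95:295,120:320],None,fx=4,fy=3,interpolation=cv2.INTER_CUBIC) if 0 else cv2.resize(im[180:290,200:450],None,fx=3.2,fy=3.2,interpolation=cv2.INTER_CUBIC))
cv2.imwrite('pics/w2b.png',cv2.resize(im[95:175,130:380],None,fx=3.2,fy=3.2,interpolation=cv2.INTER_CUBIC))
np.save('wpose.npy',np.array([c[0],c[1],np.tile(c[2],(3,1))]))
```

```text
(no output)
```

View pics/w2a.png

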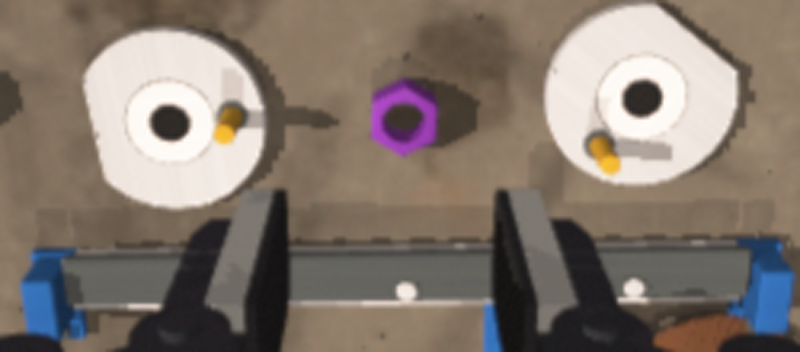

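View pics/w2b.png

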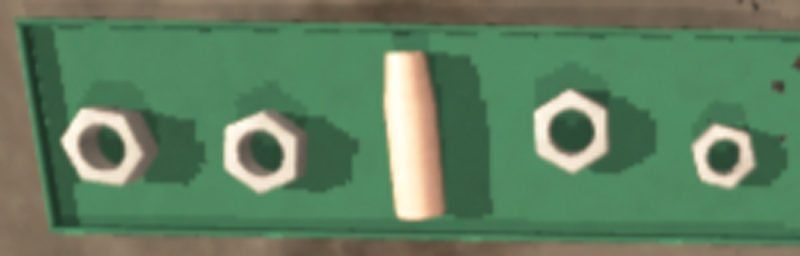

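Run:
```python
from h import *
c=cam('wrist')
A=lambda p:np.array([((u+.5)/3.2+200-.5,(v+.5)/3.2+180-.5) for u,v in p])
B=lambda p:np.array([((u+.5)/3.2+130-.5,(v+.5)/3.2+95-.5) for u,v in p])
print('holes',px2w(c,A([(641,98),(171,123)]),8).round(1))
print('studbase',px2w(c,A([(597,143),(233,110)]),8).round(1),'top',px2w(c,A([(608,162),(225,133)]),33).round(1))
f=px2w(c,A([(65,252),(290,249),(400,247),(490,246),(740,243)]),21.5);print('lip',f.round(1))
print(px2w(c,A([(404,116)]),16).round(1))
for n in ([(268,110),(302,130),(300,172),(262,192),(225,172),(228,130)],[(572,88),(608,108),(608,150),(572,172),(536,152),(536,108)],[(93,107),(138,110),(156,148),(122,185),(84,180),(61,144)]):
    p=px2w(c,B(n),19); m=p.mean(0); print('nut',m.round(1),np.degrees(np.arctan2(*(p-m)[:,1::-1].T[[0,1]])).round(0)%60, np.linalg.norm(p-m,axis=1).round(0))
```

```text
holes [[ 525.8  -33.5    8. ]
 [ 537.7 -254.9    8. ]]
studbase [[ 548.5  -52.7    8. ]
 [ 531.2 -225.2    8. ]] top [[ 547.2  -53.1   33. ]
 [ 532.7 -224.9   33. ]]
lip [[ 598.5 -307.1   21.5]
 [ 597.2 -199.3   21.5]
 [ 596.3 -146.7   21.5]
 [ 595.9 -103.7   21.5]
 [ 594.6   15.6   21.5]]
[[ 531.4 -144.8   16. ]]
nut [ 422.1 -299.6   19. ] [48. 57. 58. 50. 56. 58.] [18. 19. 17. 18. 20. 17.]
nut [ 413.5 -168.6   19. ] [59.  1.  1. 59.  1. 59.] [17. 18. 17. 18. 18. 17.]
nut [ 419.6 -365.2   19. ] [14. 15. 27. 10. 18. 28.] [17. 21. 20. 17. 19. 20.]
```

```bash
python3 -m inch '[[0.45,9.9,19,9.8,0,-138,0],[0.45,9.9,19,9.8,0,-138,0],[0.45,9.9,19,9.8,0,-138,0],[0.45,9.9,19,9.8,0,-138,0],[0.45,9.9,19,9.8,0,-138,0],[0.45,9.9,19,9.8,0,-138,0],[0.45,9.9,19,9.8,0,-138,0],[0.45,9.9,19,9.8,0,-138,0],[0.45,9.9,19,9.8,0,-138,0],[0.45,9.9,19,9.8,0,-138,0],[0.45,9.9,19,9.8,0,-138,0],[0.45,9.9,19,9.8,0,-138,0],[0.45,9.9,19,9.8,0,-138,0],[0.45,9.9,19,9.8,0,-138,0],[0.45,9.9,19,9.8,0,-138,0],[0.45,9.9,19,9.8,0,-138,0],[0.45,9.9,19,9.8,0,-138,0],[0.45,9.9,19,9.8,0,-138,0],[0.45,9.9,19,9.8,0,-138,0],[0.45,9.9,19,9.8,0,-138,0]]'
python3 - <<'E'
from h import *
plan([548,-53,32],228)
save('scene','s3.png',(220,110,220,180),3.6)
E
```

```text
clock: 4.42
position: [548.9, -53.2, 110.3]
ee_rot: [-0.252, -0.661, 0.661, 0.252]
contact_force: [0.3, 1.2, 0.3]
gripper_width: 38.3
4.4167 pos [548.9 -53.2 110.3] x [-0.745  0.667 -0.   ] y [ 0. -0. -1.] z [-0.667 -0.745  0.   ] w 38.3 F [0.3 1.2 0.3] q [ 0.2   0.4  -0.36  0.   -0.81  0.64]
PLAN [0.08 7.83 0.04] [-0.    0.17 -0.01]
```

View pics/s3.png

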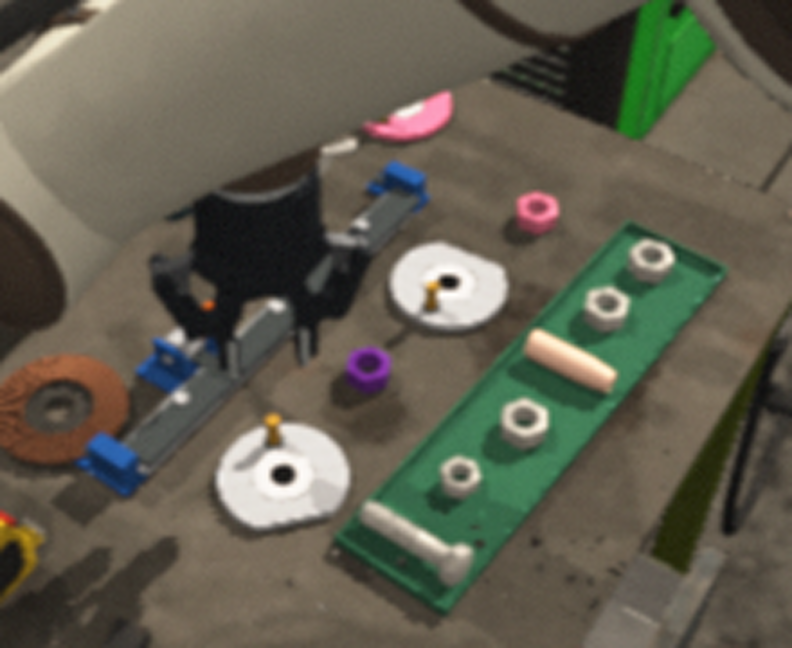

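The gripper is above blank A's stud, which shows at (273,432). The lever tip at (207,306) is behind it and clear. Lowering.

```bash
python3 -m inch '[[0.45,0.08,2,0,0,0,0],[0.45,0.08,4,0,0,0,0],[0.45,0.08,6,0,0,0,0],[0.45,0.08,7,0,0,0,0],[0.45,0.08,7.7,0,0,0,0],[0.45,0.08,7.7,0,0,0,0]]'
python3 - <<'E'
from h import *
plan([548,-53,32],228)
save('scene','s4.png',(220,110,220,180),3.6)
save('side','d4.png',(260,150,150,120),5)
E
```

```text
clock: 4.97
position: [547.6, -52.2, 32.1]
ee_rot: [-0.253, -0.659, 0.66, 0.255]
contact_force: [-0.2, -0.6, -0.2]
gripper_width: 38.3
4.9667 pos [547.6 -52.2  32.1] x [-0.742  0.67   0.002] y [-0.003 -0.001 -1.   ] z [-0.67  -0.742  0.002] w 38.3 F [-0.2 -0.6 -0.2] q [ 0.2   0.52 -0.43 -0.   -0.63  0.64]
PLAN [-0.08  0.01  0.03] [-0.12 -0.08  0.09]
```

View pics/s4.png

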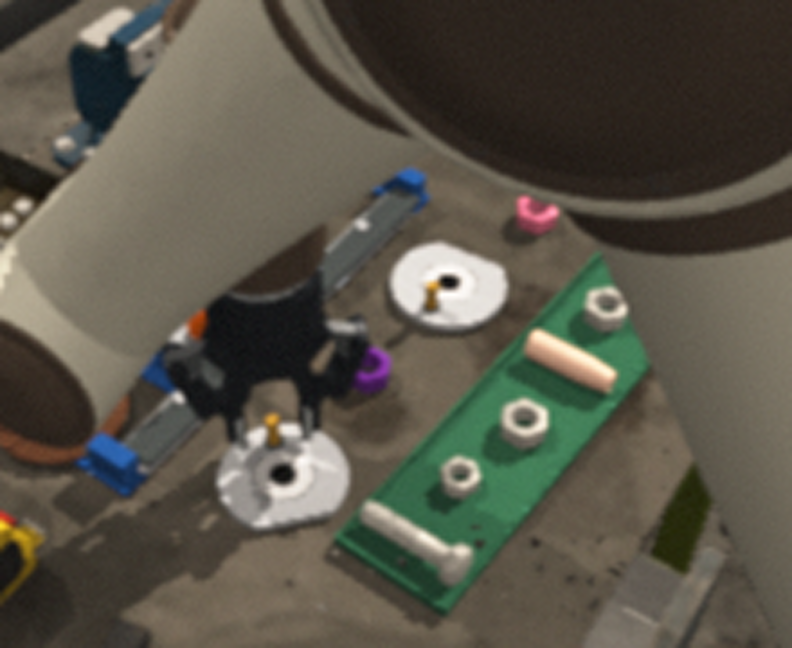

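View pics/d4.png

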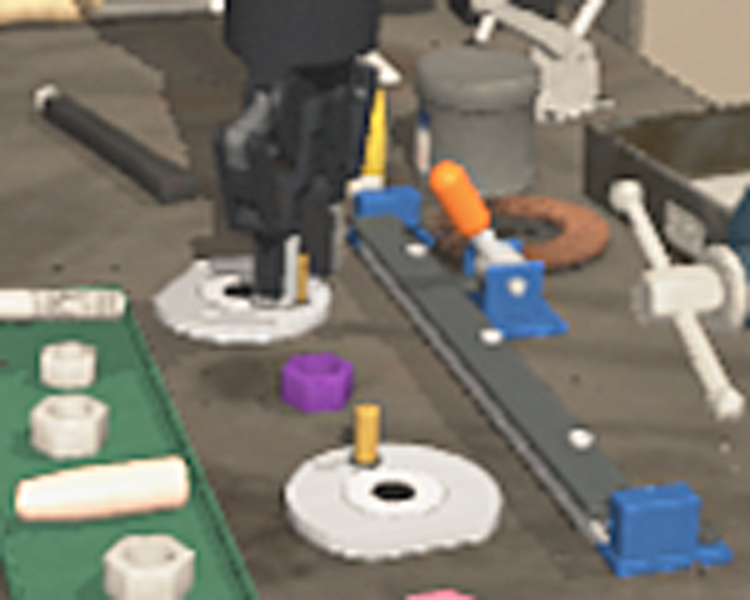

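The stud sits between the pads and the lever is clear. Gripping now.

```bash
python3 -m inch '[[0,0,0,0,0,0,0],[0,0,0,0,0,0,0],[0,0,0,0,0,0,0],[0,0,0,0,0,0,0],[0,0,0,0,0,0,0],[0,0,0,0,0,0,0]]'
python3 - <<'E'
from h import *
plan([520,-46,32],159)
E
```

```text
clock: 5.57
position: [548.9, -51.7, 34.5]
ee_rot: [0.254, 0.66, -0.66, -0.253]
contact_force: [-0.2, 0.1, 6.9]
gripper_width: 7.1
5.5667 pos [548.9 -51.7  34.5] x [-0.743  0.669 -0.001] y [ 0.002  0.    -1.   ] z [-0.669 -0.743 -0.001] w 7.1 F [-0.2  0.1  6.9] q [ 0.2   0.51 -0.42  0.   -0.63  0.64]
PLAN [2.53 0.24 1.51] [ 1.000e-01  6.901e+01 -2.000e-02]
```

Run:
```python
from h import *
save('scene','s5.png',(260,200,80,70),8)
save('side','d5.png',(280,170,70,60),9)
```

```text
(no output)
```

View pics/s5.png

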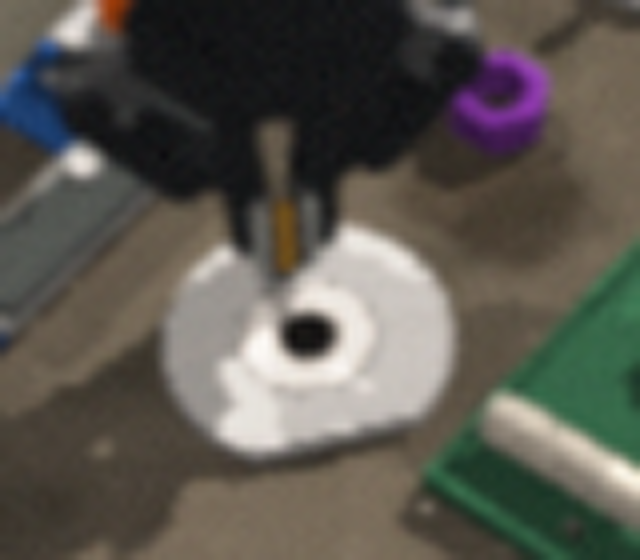

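View pics/d5.png

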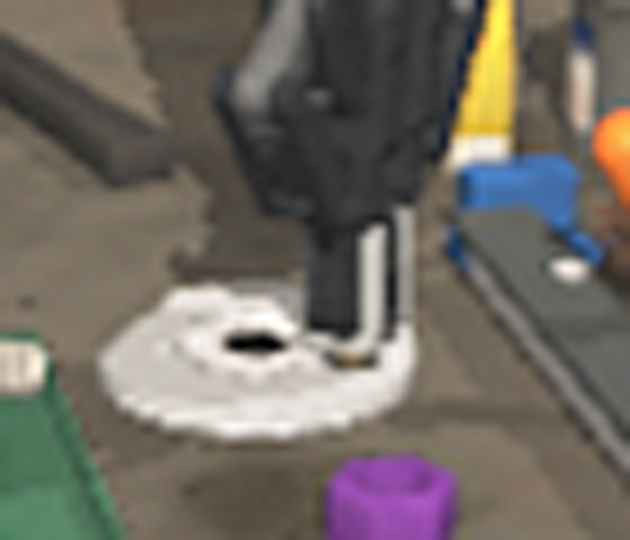

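The stud is held between both pads and blank A lies flat. Turning the first half.

```bash
python3 -m inch '[[0,0.25,0,0.15,0,6.9,0],[0,0.5,0,0.3,0,13.8,0],[0,0.75,0,0.45,0,20.7,0],[0,1,0,0.6,0,27.6,0],[0,1.25,0,0.75,0,34.5,0],[0,1.5,0,0.9,0,41.4,0],[0,1.75,0,1.05,0,48.3,0],[0,2,0,1.2,0,55.2,0],[0,2.25,0,1.35,0,62.1,0],[0,2.5,0,1.5,0,69,0],[0,2.5,0,1.5,0,69,0],[0,2.5,0,1.5,0,69,0]]'
python3 - <<'E'
from h import *
plan([515,-46,33.5],90.5)
save('scene','s6.png',(220,180,120,100),6)
E
```

```text
clock: 6.67
position: [520.3, -46.0, 34.5]
ee_rot: [0.583, 0.401, -0.4, -0.582]
contact_force: [-1.6, -0.5, 7.3]
gripper_width: 7.4
6.6667 pos [520.3 -46.   34.5] x [0.358 0.934 0.001] y [ 0.002  0.    -1.   ] z [-0.934  0.358 -0.002] w 7.4 F [-1.6 -0.5  7.3] q [ 0.22  0.48 -0.5   0.   -0.59 -0.59]
PLAN [-0.19  0.1   0.5 ] [6.000e-02 6.851e+01 1.000e-01]
```

View pics/s6.png

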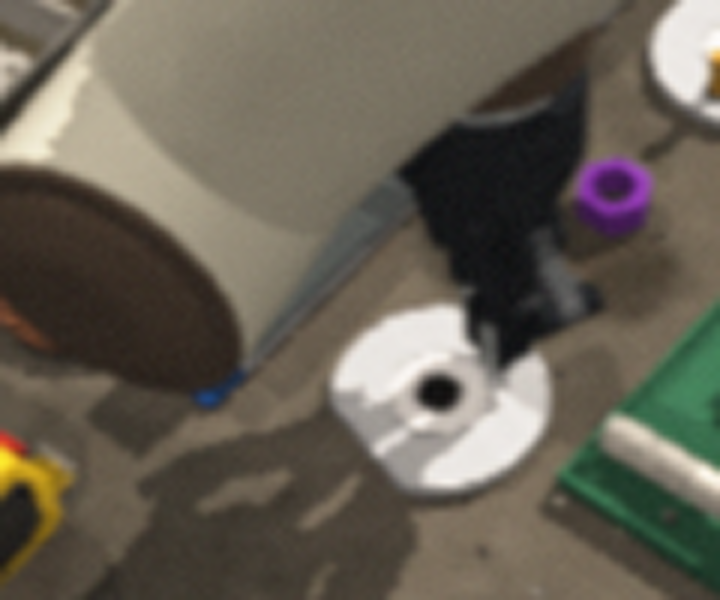

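The blank turned with the gripper, so its flat now faces left and forward. Turning the second half.

```bash
python3 -m inch '[[0,0,0,0.05,0,6.9,0],[0,0,0,0.1,0,13.8,0],[0,0,0,0.15,0,20.7,0],[0,-0.1,0,0.2,0,27.6,0],[0,-0.1,0,0.25,0,34.5,0],[0,-0.1,0,0.3,0,41.4,0],[0,-0.2,0,0.4,0,48.3,0],[0,-0.2,0,0.5,0,55.2,0],[0,-0.2,0,0.5,0,62.1,0],[0,-0.2,0,0.5,0,68.5,0],[0,-0.2,0,0.5,0,68.5,0],[0,-0.2,0,0.5,0,68.5,0]]'
python3 - <<'E'
from h import *
plan([532,-46,33.5],90.7)
save('wrist','w7.png',None,1.25)
save('scene','s7.png',(220,150,140,120),5)
E
```

```text
clock: 7.72
position: [516.4, -45.5, 34.5]
ee_rot: [-0.707, -0.006, 0.003, 0.707]
contact_force: [1.8, 2.6, 5.6]
gripper_width: 7.1
7.7167 pos [516.4 -45.5  34.5] x [1.    0.012 0.005] y [ 0.005  0.001 -1.   ] z [-0.012  1.     0.001] w 7.1 F [1.8 2.6 5.6] q [ 0.23  0.47 -0.51  0.   -0.58 -1.78]
PLAN [ 1.56  0.1  -0.07] [-0.05 -0.    0.29]
```

View pics/w7.png

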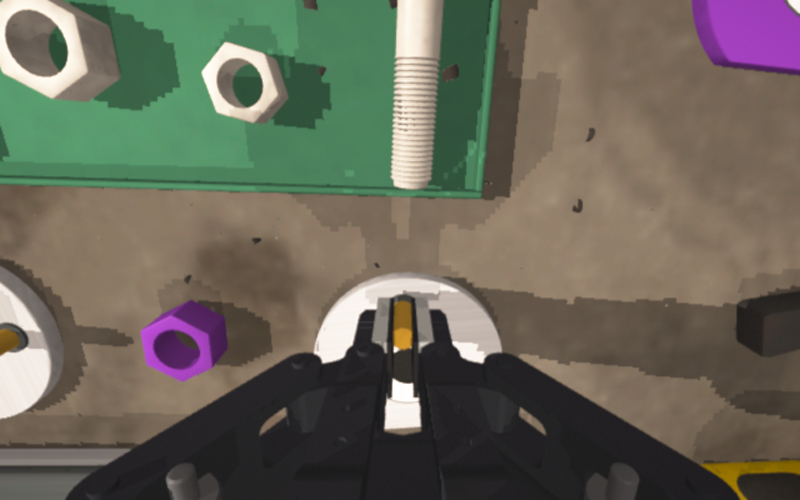

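View pics/s7.png

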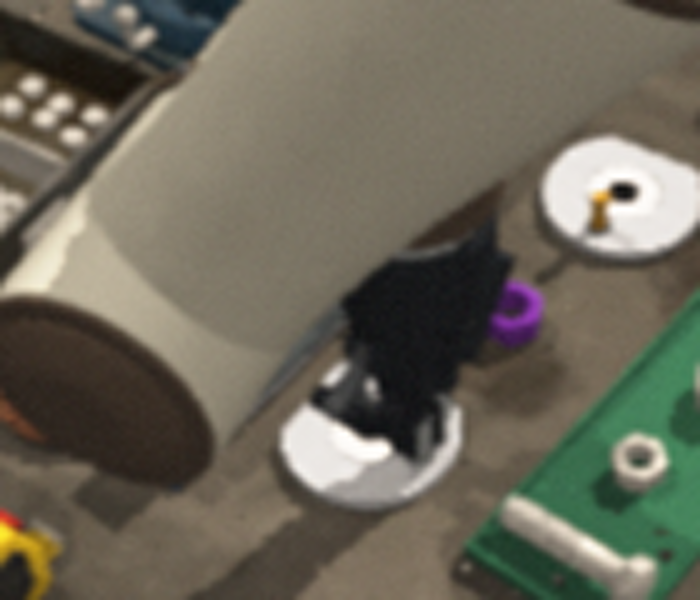

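Blank A's flat now faces the fence: its edge is horizontal at about (403,432) and the hole is at (403,365). Pushing towards the bar in small steps.

```bash
python3 -m inch '[[0,0.5,0,0,0,0,0],[0,0.9,0,0,0,0,0],[0,1.2,0,0,0,0,0],[0,1.4,0,0,0,0,0],[0,1.4,0,0,0,0,0]]'; python3 -m inch '[[0,0.1,0,0,0,0,0],[0,0.1,0,0,0,0,0]]'; python3 -m inch '[[0,0.1,0,0,0,0,0],[0,0.1,0,0,0,0,0]]';python3 -m inch '[[0,0.1,0,0,0,0,0],[0,0.1,0,0,0,0,0]]'
```

```text
clock: 8.23
position: [517.9, -46.4, 34.2]
ee_rot: [0.708, -0.005, -0.012, -0.706]
contact_force: [-23.7, 10.9, 33.7]
gripper_width: 7.0
clock: 8.4
position: [518.0, -46.4, 34.2]
ee_rot: [0.708, -0.005, -0.012, -0.706]
contact_force: [-25.4, 11.4, 35.0]
gripper_width: 7.4
clock: 8.57
position: [518.0, -46.5, 34.2]
ee_rot: [0.708, -0.006, -0.013, -0.706]
contact_force: [-26.6, 12.7, 37.7]
gripper_width: 7.0
clock: 8.73
position: [518.0, -46.4, 34.2]
ee_rot: [0.708, -0.007, -0.013, -0.706]
contact_force: [-28.4, 13.9, 39.0]
gripper_width: 7.1
```

Run:
```python
from h import *
s,_=st(); print(s['contact_force'],s['wrist_torque'])
save('side','d8.png',(230,100,200,150),4)
save('scene','s8.png',(150,120,260,200),3)
save('wrist','w8.png',None,1.25)
```

```text
[-28.35518871  13.88773893  39.00052105] [ 3.92338641e+00  8.47568538e+00 -5.94539293e-03]
```

View pics/d8.png

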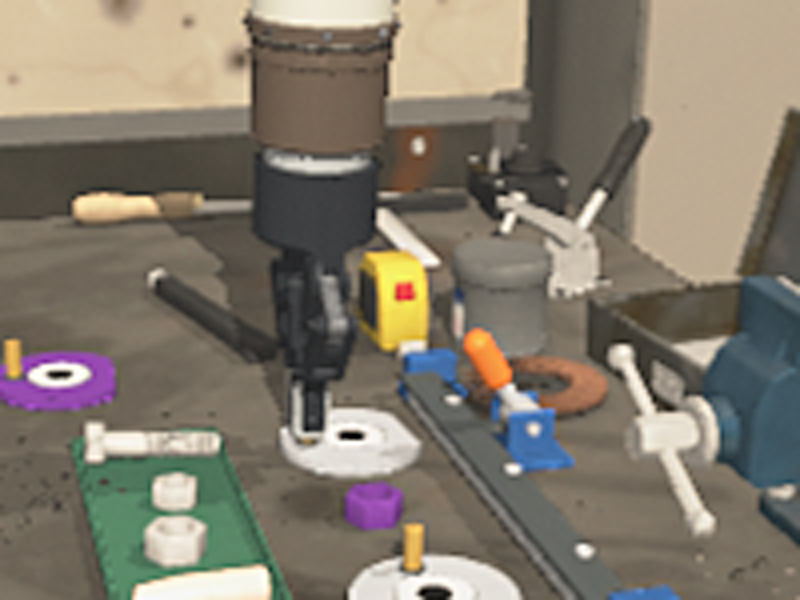

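View pics/s8.png

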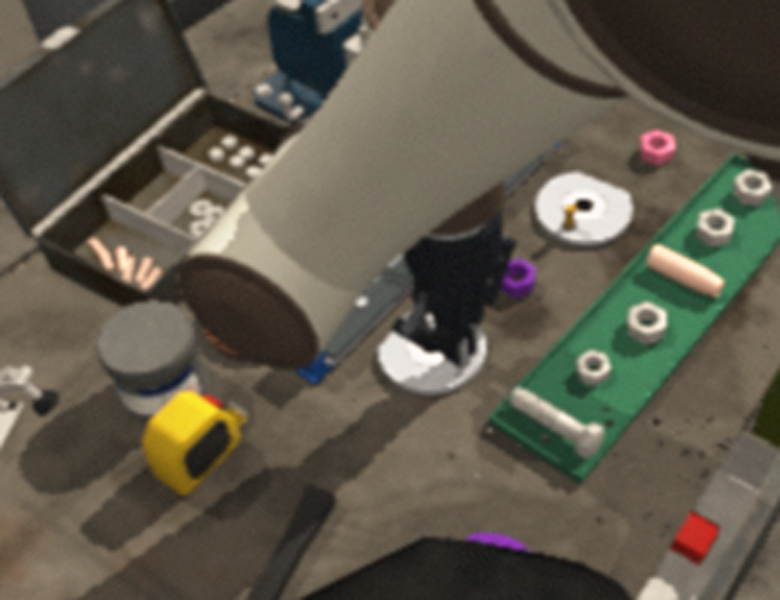

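View pics/w8.png

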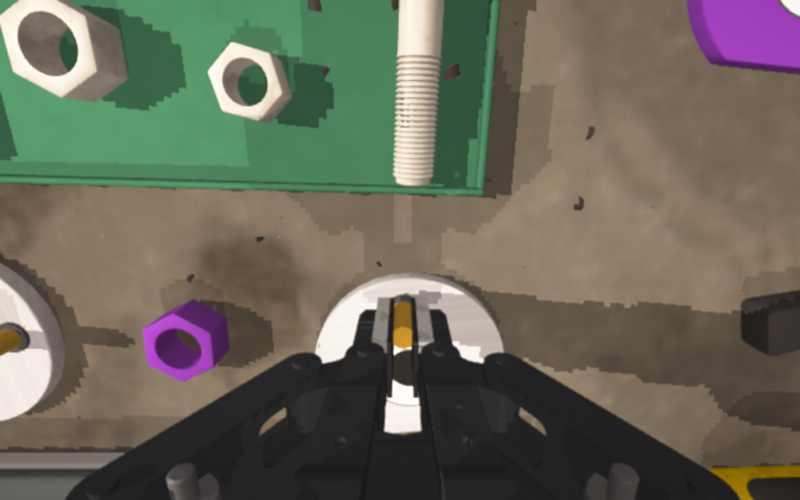

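```bash
python3 -m inch '[[0,-0.8,0,0,0,0,0],[0,-1.5,0,0,0,0,0],[0.2,-1.5,0,0,0,0,0],[0.2,-1.5,0,0,0,0,0],[0.2,-1.5,-0.5,0,0,0,0],[0.2,-1.5,-0.5,0,0,0,0],[0.2,-1.5,-0.5,0,0,0,0]]'
python3 - <<'E'
from h import *
plan([532,-46,33.5],90.7)
E
```

```text
clock: 9.47
position: [516.6, -46.3, 38.2]
ee_rot: [0.707, 0.003, -0.003, -0.707]
contact_force: [-0.1, -0.7, 0.5]
gripper_width: 16.8
9.4667 pos [516.6 -46.3  38.2] x [ 1.     0.009 -0.   ] y [-0. -0. -1.] z [-0.009  1.    -0.   ] w 16.8 F [-0.1 -0.7  0.5] q [ 0.22  0.47 -0.5  -0.   -0.6  -1.79]
PLAN [1.54 0.47 0.02] [ 0.   -0.21 -0.01]
```

```bash
python3 -m inch '[[0,0,0,0,0,0,0],[0,0,0,0,0,0,0],[0,0,0,0,0,0,0],[0,0,0,0,0,0,0]]'; python3 -m inch '[[0,0.3,0,0,0,0,0],[0,0.6,0,0,0,0,0],[0,0.8,0,0,0,0,0],[0,0.8,0,0,0,0,0]]'
```

```text
clock: 9.8
position: [516.4, -46.2, 38.3]
ee_rot: [0.707, 0.003, -0.003, -0.707]
contact_force: [0.7, -0.9, 0.9]
gripper_width: 6.6
clock: 10.13
position: [519.0, -46.9, 38.2]
ee_rot: [0.708, -0.002, -0.007, -0.706]
contact_force: [-11.3, 1.3, 12.8]
gripper_width: 6.6
```

Run:
```python
from h import *
c=cam('wrist')
im=arm.get_image('wrist'); cv2.imwrite('pics/w9.png',cv2.resize(im[220:400,0:480,::-1],None,fx=1.66,fy=1.66,interpolation=cv2.INTER_CUBIC))
cv2.imwrite('pics/w9b.png',cv2.resize(im[280:370,290:360,::-1],None,fx=8,fy=6,interpolation=cv2.INTER_CUBIC))
s,_=st();print(s['position'],s['contact_force'])
save('side','d9.png',(280,150,100,75),8)
```

```text
[518.9458031  -46.91727155  38.13514287] [-11.1585053    1.04554484  13.02886253]
```

View pics/w9.png

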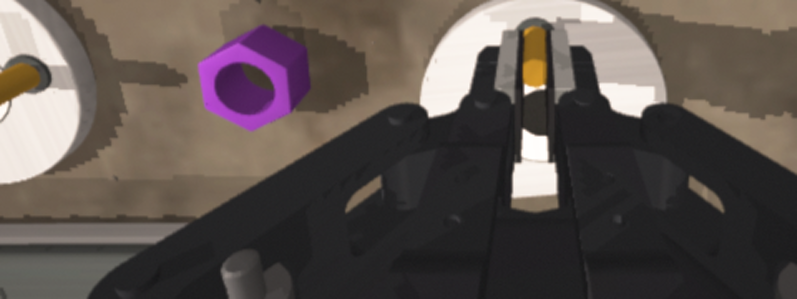

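View pics/w9b.png

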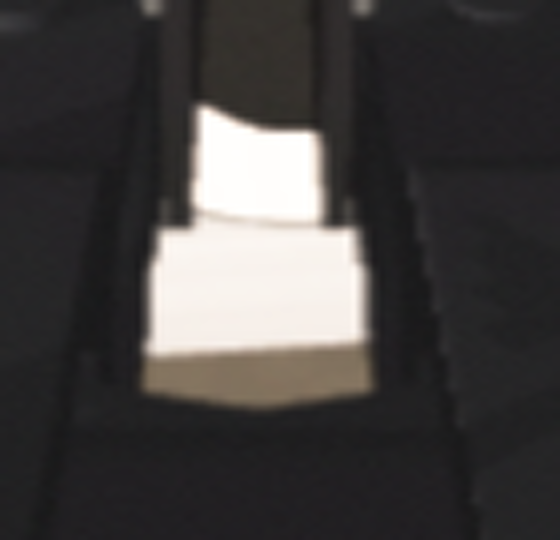

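View pics/d9.png

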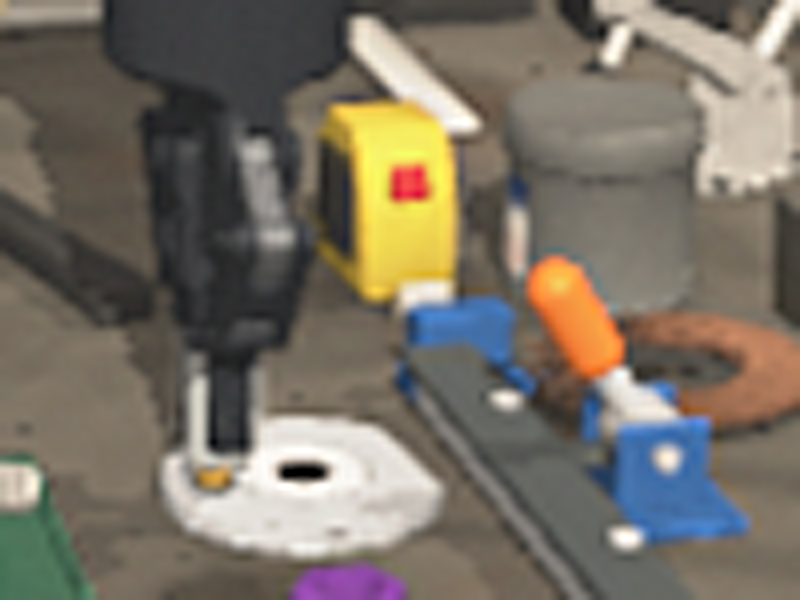

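The blank is still about 10 mm short of the bar, with bare table visible beyond the flat. The gripper is pressing the blank down as it pushes, so friction is holding it. I'll take the downward load off while advancing.

```bash
python3 -m inch '[[0,0,-0.2,0,0,0,0],[0,0,-0.35,0,0,0,0],[0,0,-0.35,0,0,0,0]]'; python3 -m inch '[[0,0.2,-0.1,0,0,0,0],[0,0.3,-0.1,0,0,0,0],[0,0.3,-0.1,0,0,0,0]]'
```

```text
clock: 10.48
position: [524.4, -46.1, 41.6]
ee_rot: [-0.707, -0.003, 0.003, 0.707]
contact_force: [0.2, -0.1, -3.3]
gripper_width: 6.8
clock: 10.73
position: [527.8, -46.0, 42.6]
ee_rot: [-0.707, -0.003, 0.003, 0.707]
contact_force: [0.3, 0.2, -3.2]
gripper_width: 7.0
```

That unloads the table contact almost completely (Fz -3.3 N), so I'll lower the blank the few millimetres back down.

```bash
python3 -m inch '[[0,0,0.15,0,0,0,0],[0,0,0.25,0,0,0,0],[0,0,0.25,0,0,0,0]]'; python3 -m inch '[[0,0,0.05,0,0,0,0],[0,0,0.05,0,0,0,0]]';python3 -m inch '[[0,0,0.05,0,0,0,0],[0,0,0.05,0,0,0,0]]'
```

```text
clock: 10.98
position: [527.2, -46.1, 39.9]
ee_rot: [0.707, 0.003, -0.003, -0.707]
contact_force: [0.4, -0.3, -3.4]
gripper_width: 6.8
clock: 11.15
position: [527.2, -46.1, 39.7]
ee_rot: [0.707, 0.003, -0.003, -0.707]
contact_force: [0.8, -0.6, -3.0]
gripper_width: 6.7
clock: 11.32
position: [527.2, -46.1, 39.3]
ee_rot: [0.707, 0.003, -0.003, -0.707]
contact_force: [-0.8, 0.3, -3.0]
gripper_width: 7.0
```

```bash
python3 -m inch '[[0,0.2,0.05,0,0,0,0],[0,0.4,0.05,0,0,0,0],[0,0.4,0.05,0,0,0,0]]'; python3 -m inch '[[0,0.2,0,0,0,0,0],[0,0.2,0,0,0,0,0]]';python3 -m inch '[[0,0.2,0,0,0,0,0],[0,0.2,0,0,0,0,0]]'
```

```text
clock: 11.57
position: [532.0, -46.0, 38.9]
ee_rot: [-0.707, -0.003, 0.003, 0.707]
contact_force: [-0.0, -0.8, -1.7]
gripper_width: 6.8
clock: 11.73
position: [533.9, -46.0, 38.9]
ee_rot: [0.707, 0.003, -0.003, -0.707]
contact_force: [0.2, 0.3, -2.9]
gripper_width: 6.7
clock: 11.9
position: [535.8, -46.0, 38.9]
ee_rot: [0.707, 0.003, -0.003, -0.707]
contact_force: [-1.1, 0.3, -1.7]
gripper_width: 6.8
```

```bash
python3 -m inch '[[0,0.2,0.05,0,0,0,0],[0,0.2,0.05,0,0,0,0]]';python3 -m inch '[[0,0.2,0,0,0,0,0],[0,0.2,0,0,0,0,0]]';python3 -m inch '[[0,0.2,0,0,0,0,0],[0,0.2,0,0,0,0,0]]'
```

```text
clock: 12.07
position: [536.7, -46.1, 38.3]
ee_rot: [0.707, 0.002, -0.004, -0.707]
contact_force: [-3.2, 1.6, 0.6]
gripper_width: 6.7
clock: 12.23
position: [536.8, -46.1, 38.2]
ee_rot: [0.707, 0.001, -0.005, -0.707]
contact_force: [-7.3, 1.6, 4.4]
gripper_width: 6.5
clock: 12.4
position: [536.8, -46.1, 38.2]
ee_rot: [0.707, -0.001, -0.006, -0.707]
contact_force: [-11.0, 4.5, 9.9]
gripper_width: 7.1
```

It stopped at stud x 536.8, which puts the flat at about 604, near where I expect the front face. Releasing and backing off to look.

```bash
python3 -m inch '[[0.3,-0.3,-0.1,0,0,0,0],[0.3,-0.3,-0.1,0,0,0,0],[0.3,-0.3,-0.1,0,0,0,0],[0.3,-0.3,-3,0,0,0,0],[0.3,-2,-7,0,0,0,0],[0.3,-4,-11,0,0,0,0],[0.3,-8,-13,0,0,0,0],[0.3,-10,-13,0,0,0,0],[0.3,-10,-13,0,0,0,0],[0.3,-10,-13,0,0,0,0]]'
python3 - <<'E'
from h import *
c=cam('wrist'); plan()
im=arm.get_image('wrist')[:,:,::-1]
cv2.imwrite('pics/w10.png',cv2.resize(im,None,fx=1.25,fy=1.25))
E
```

```text
clock: 13.23
position: [441.5, -46.8, 169.7]
ee_rot: [-0.707, -0.005, 0.002, 0.707]
contact_force: [1.1, -0.9, 0.4]
gripper_width: 25.4
13.2333 pos [441.5 -46.8 169.7] x [1.    0.009 0.004] y [ 0.004  0.001 -1.   ] z [-0.009  1.     0.001] w 25.4 F [ 1.1 -0.9  0.4] q [ 0.26  0.16 -0.54  0.   -0.87 -1.82]
PLAN
```

View pics/w10.png

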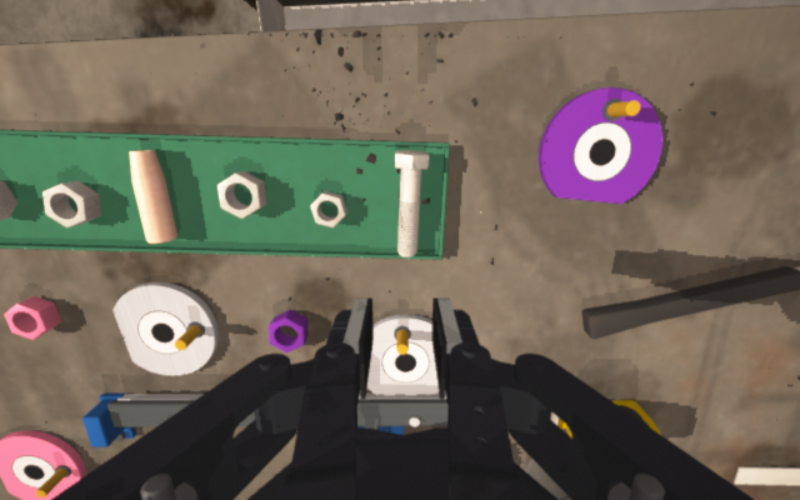

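Blank A sits up against the fence, with its flat hidden under the lip at about row 395. Blank B shows its hole at (162,332) and its stud top at (183,340). Measuring both.

Run:
```python
from h import *
c=cam('wrist'); U=lambda p:(np.array(p)+.5)/1.25-.5
print('A hole',px2w(c,U([(405,363)]),8),'studtop',px2w(c,U([(403,346)]),33))
print('B hole',px2w(c,U([(162,332)]),8),'studbase',px2w(c,U([(195,328)]),8),'top',px2w(c,U([(183,342)]),33))
print('lip',px2w(c,U([(370,402),(440,402),(120,395),(200,395)]),21.5).round(1))
plan([532,-225,110],101)
```

```text
A hole [[566.97258627 -42.63154182   8.        ]] studtop [[533.20805377 -44.80083544  33.        ]]
B hole [[ 537.02371405 -255.6386248     8.        ]] studbase [[ 532.82380675 -226.12213996    8.        ]] top [[ 530.96215621 -222.11831784   33.        ]]
lip [[ 598.3  -73.6   21.5]
 [ 597.8  -11.2   21.5]
 [ 592.6 -295.    21.5]
 [ 592.  -224.1   21.5]]
13.2833 pos [442.3 -46.7 169.1] x [1.    0.009 0.003] y [ 0.003  0.    -1.   ] z [-0.009  1.     0.   ] w 25.5 F [ 0.6  0.  -0.5] q [ 0.26  0.16 -0.54  0.   -0.87 -1.82]
PLAN [  8.79   5.94 -17.91] [ -0.   -10.48   0.19]
```

```bash
python3 -m inch '[[0.4,0,0,-6,0,-5,0],[0.4,4.4,0,-12,0,-10.5,0],[0.4,8.8,3,-17.9,0,-10.5,0],[0.4,8.8,5.9,-17.9,0,-10.5,0],[0.4,8.8,5.9,-17.9,0,-10.5,0],[0.4,8.8,5.9,-17.9,0,-10.5,0],[0.4,8.8,5.9,-17.9,0,-10.5,0]]'
python3 - <<'E'
from h import *
plan([532,-225,40],101)
E
```

```text
clock: 13.87
position: [531.6, -227.4, 105.1]
ee_rot: [-0.704, -0.065, 0.068, 0.704]
contact_force: [-0.1, 0.4, -0.6]
gripper_width: 34.3
13.8667 pos [ 531.6 -227.4  105.1] x [ 0.982  0.187 -0.005] y [-0.005  0.    -1.   ] z [-0.187  0.982  0.001] w 34.3 F [-0.1  0.4 -0.6] q [-0.12  0.45 -0.29  0.   -0.83 -1.26]
PLAN [0.12 6.51 0.22] [-0.08 -0.22 -0.3 ]
```

```bash
python3 -m inch '[[0.4,0.1,2,0.2,0,0,0],[0.4,0.1,4,0.2,0,0,0],[0.4,0.1,5.5,0.2,0,0,0],[0.4,0.1,6.5,0.2,0,0,0],[0.4,0.1,6.5,0.2,0,0,0],[0,0.1,6.5,0.2,0,0,0],[0,0.1,6.5,0.2,0,0,0],[0,0.1,6.5,0.2,0,0,0],[0,0.1,6.5,0.2,0,0,0],[0,0.1,6.5,0.2,0,0,0],[0,0.1,6.5,0.2,0,0,0]]'
python3 - <<'E'
from h import *
plan([515,-246,39],180.7)
save('side','d11.png',(290,200,100,75),8)
E
```

```text
clock: 14.78
position: [532.5, -222.9, 45.6]
ee_rot: [0.704, 0.069, -0.067, -0.704]
contact_force: [0.4, 1.2, 4.6]
gripper_width: 5.4
14.7833 pos [ 532.5 -222.9   45.6] x [0.982 0.191 0.003] y [ 0.003 -0.    -1.   ] z [-0.191  0.982 -0.001] w 5.4 F [0.4 1.2 4.6] q [-0.12  0.53 -0.35  0.   -0.69 -1.26]
PLAN [-2.16  0.65 -1.93] [  0.15 -79.69   0.09]
```

View pics/d11.png

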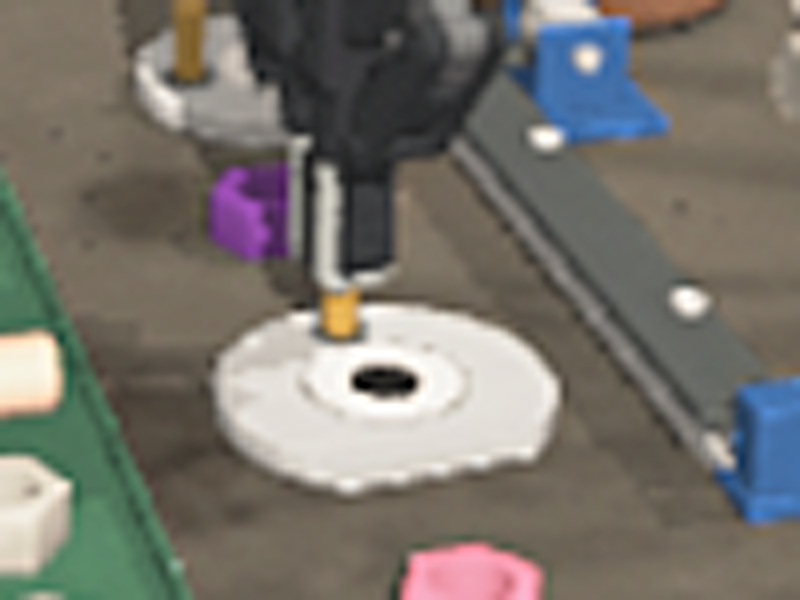

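```bash
python3 -m inch '[[0.4,0,0,0,0,0,0],[0.4,0,0,0,0,0,0],[0.4,0,0,0,0,0,0],[0.4,0,0,0,0,0,0]]'
python3 - <<'E'
from h import *
plan([532,-225,40],101)
save('scene','s12.png',(320,150,80,60),9)
save('side','d12.png',(290,200,100,75),8)
save('wrist','w12.png',None,1.25)
E
```

```text
clock: 15.17
position: [530.8, -222.9, 43.8]
ee_rot: [-0.704, -0.067, 0.068, 0.704]
contact_force: [0.3, -0.3, 0.2]
gripper_width: 34.1
15.1667 pos [ 530.8 -222.9   43.8] x [ 0.982  0.19  -0.001] y [-0.001  0.    -1.   ] z [-0.19   0.982  0.001] w 34.1 F [ 0.3 -0.3  0.2] q [-0.12  0.53 -0.35 -0.   -0.69 -1.26]
PLAN [ 0.08  0.38 -0.23] [-0.03 -0.03 -0.08]
```

View pics/s12.png

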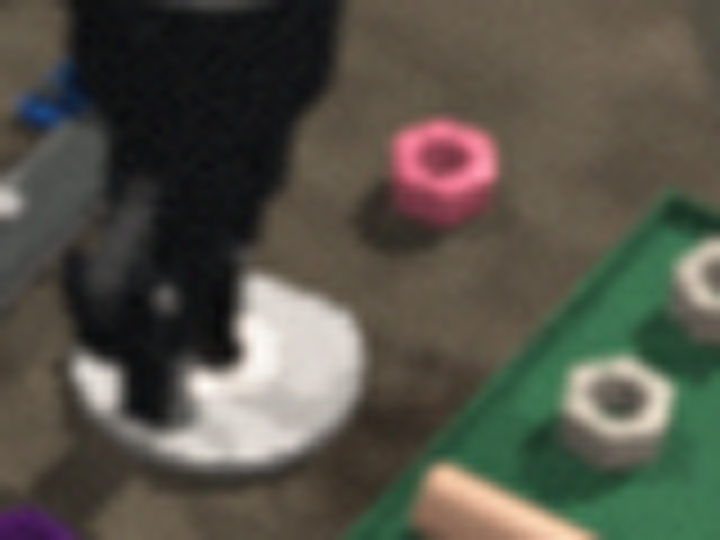

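View pics/d12.png

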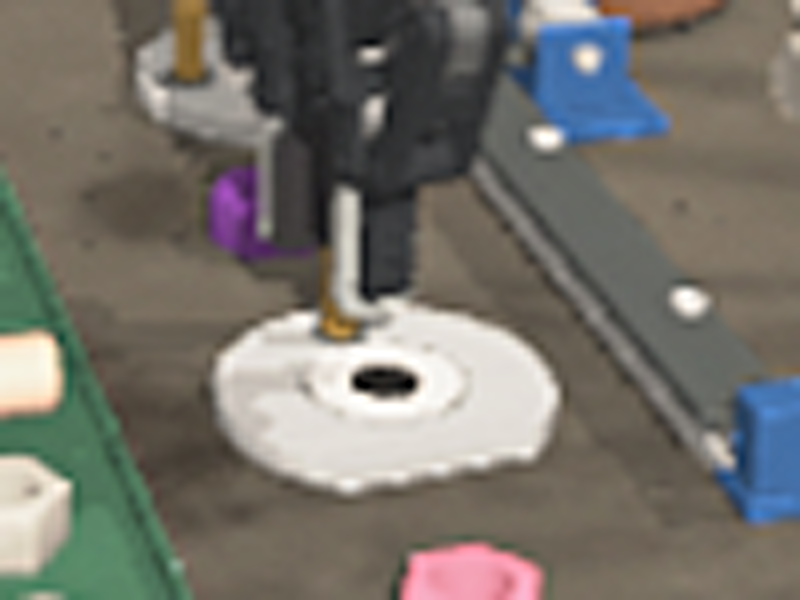

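View pics/w12.png

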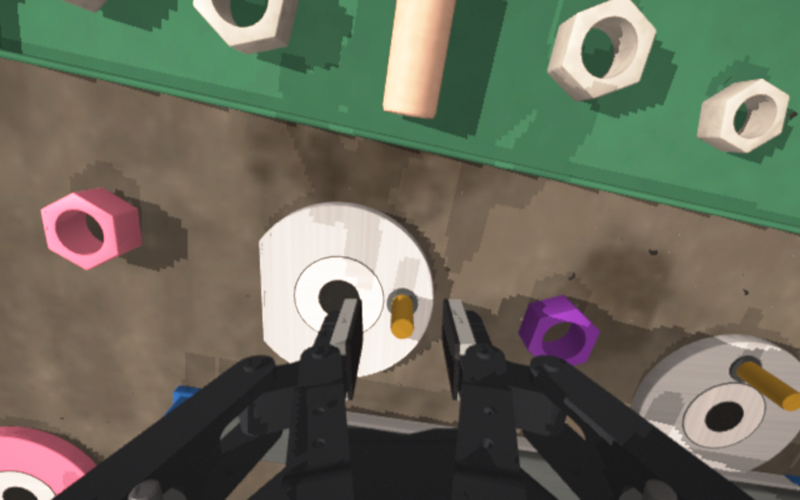

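Stud B at (402,315) is centred between the pads, but the grip was too high. Lowering 5 mm and regripping.

```bash
python3 -m inch '[[0.4,0.1,0.5,-0.1,0,0,0],[0.4,0.1,0.5,-0.1,0,0,0],[0,0.1,0.5,-0.1,0,0,0],[0,0.1,0.5,-0.1,0,0,0],[0,0.1,0.5,-0.1,0,0,0],[0,0.1,0.5,-0.1,0,0,0],[0,0.1,0.5,-0.1,0,0,0],[0,0.1,0.5,-0.1,0,0,0]]'
python3 - <<'E'
from h import *
plan([515,-246,39],180.7)
E
```

```text
clock: 15.98
position: [532.5, -223.7, 39.3]
ee_rot: [-0.704, -0.068, 0.068, 0.704]
contact_force: [0.1, 1.1, -0.3]
gripper_width: 6.5
15.9833 pos [ 532.5 -223.7   39.3] x [ 0.982  0.19  -0.   ] y [-0.  0. -1.] z [-0.19   0.982  0.   ] w 6.5 F [ 0.1  1.1 -0.3] q [-0.12  0.54 -0.35 -0.   -0.68 -1.26]
PLAN [-2.14  0.03 -1.86] [-1.000e-02 -7.972e+01 -0.000e+00]
```

```bash
python3 -m inch '[[0,-0.18,0,-0.16,0,-6.6,0],[0,-0.36,0,-0.31,0,-13.3,0],[0,-0.53,0,-0.47,0,-19.9,0],[0,-0.71,0,-0.62,0,-26.6,0],[0,-0.89,0,-0.78,0,-33.2,0],[0,-1.07,0,-0.93,0,-39.9,0],[0,-1.25,0,-1.09,0,-46.5,0],[0,-1.43,0,-1.24,0,-53.1,0],[0,-1.6,0,-1.4,0,-59.8,0],[0,-1.78,0,-1.55,0,-66.4,0],[0,-1.96,0,-1.71,0,-73,0],[0,-2.14,0,-1.86,0,-79.7,0],[0,-2.14,0,-1.86,0,-79.7,0],[0,-2.14,0,-1.86,0,-79.7,0]]'
python3 - <<'E'
from h import *
plan([536,-246,39],180.7)
save('scene','s13.png',(310,140,100,75),8)
save('wrist','w13.png',None,1.25)
save('side','d13.png',(290,200,100,75),8)
E
```

```text
clock: 17.15
position: [515.0, -246.2, 39.3]
ee_rot: [-0.498, -0.502, 0.502, 0.498]
contact_force: [-1.0, -0.8, -0.8]
gripper_width: 6.4
17.15 pos [ 515.  -246.2   39.3] x [-0.009  1.    -0.   ] y [-0. -0. -1.] z [-1.    -0.009  0.   ] w 6.4 F [-1.  -0.8 -0.8] q [-0.16  0.53 -0.37  0.   -0.67  0.17]
PLAN [ 0.    0.03 -2.1 ] [-0.01 -0.2  -0.  ]
```

View pics/s13.png

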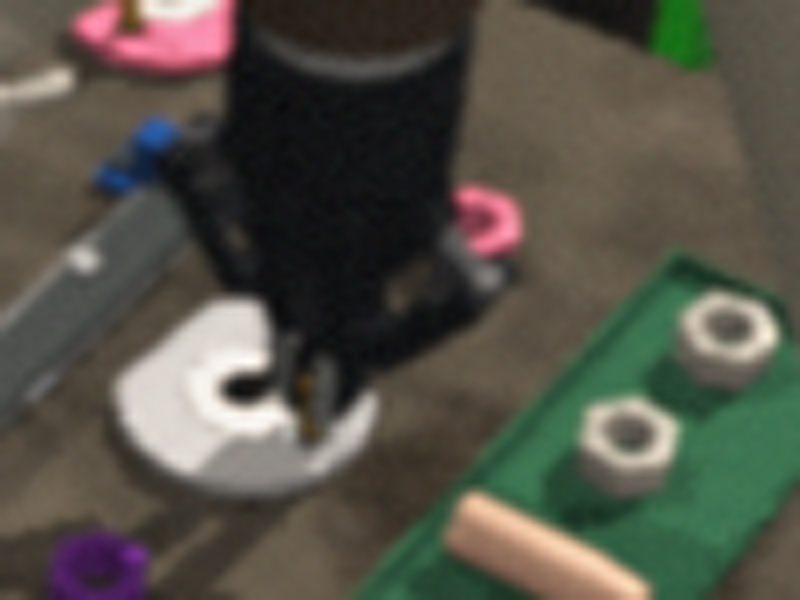

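View pics/w13.png

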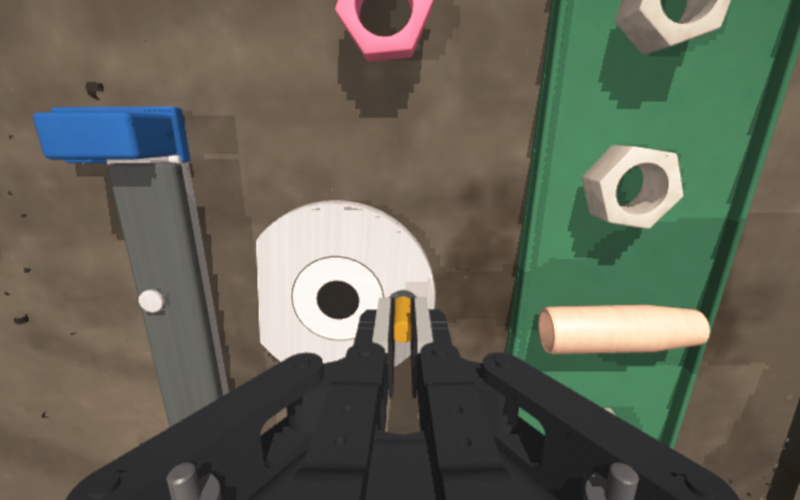

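View pics/d13.png

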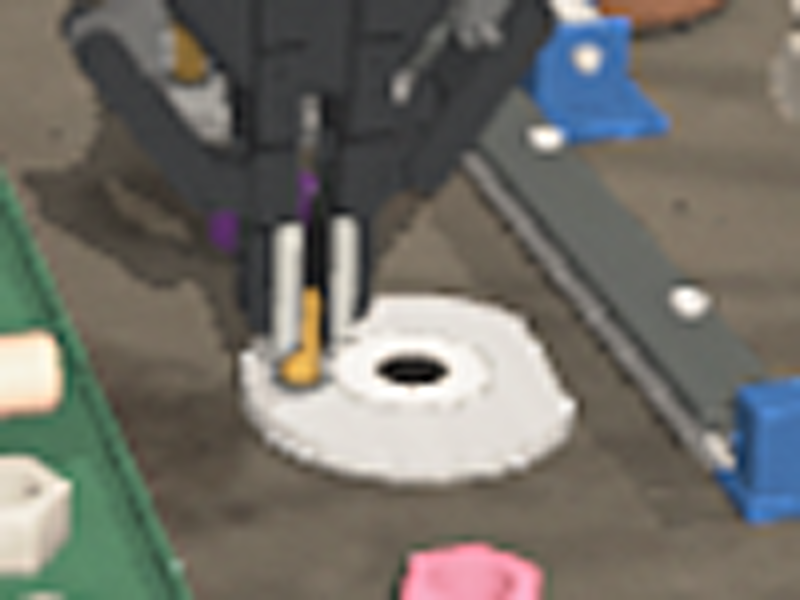

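Blank B turned: in the wrist view its flat is the left edge, from (257,240) to (260,345), with the hole at (338,299). Checking the flat's heading numerically.

Run:
```python
from h import *
c=cam('wrist'); im=arm.get_image('wrist')
U=lambda p:(np.array(p)+.5)/1.25-.5
f=px2w(c,U([(256,242),(259,343)]),8);h=px2w(c,U([(338,299),(402,297)]),8)
print(f,h); d=f[1]-f[0]; print('flat yaw',np.degrees(np.arctan2(-d[0],d[1]))); e=h[0]-h[1];print('stud yaw',np.degrees(np.arctan2(e[1],e[0])))
cv2.imwrite('pics/w14.png',cv2.resize(im[180:290,180:300,::-1],None,fx=6,fy=5,interpolation=cv2.INTER_CUBIC))
l=px2w(c,U([(188,185),(220,345)]),21.5); d=l[1]-l[0];print('lip',l,np.degrees(np.arctan2(-d[0],d[1])))
```

```text
[[ 580.08489266 -274.98699073    8.        ]
 [ 584.2090681  -224.25144083    8.        ]] [[ 545.26203094 -247.84105626    8.        ]
 [ 515.74221782 -249.13819731    8.        ]]
flat yaw -4.647223496495122
stud yaw 2.516036567602747
lip [[ 598.01737861 -301.6690093    21.5       ]
 [ 595.5316787  -231.64493574   21.5       ]] 2.033019944651901
```

View pics/w14.png

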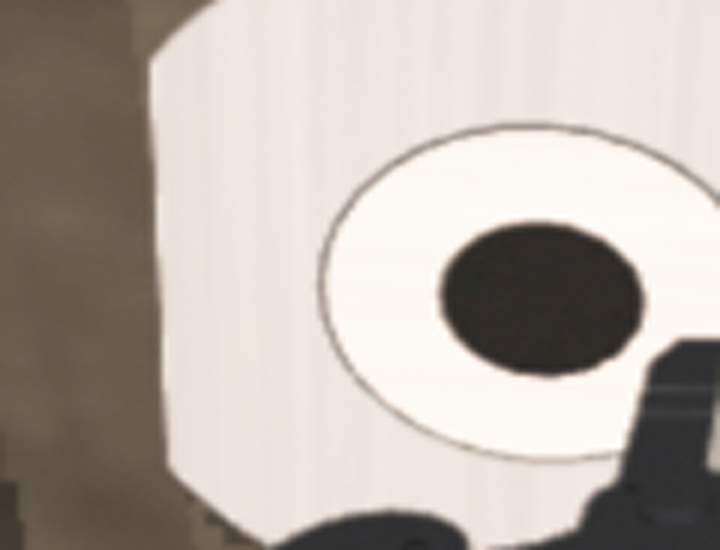

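```bash
python3 -m inch '[[0,0,-0.1,0,0,0,0],[0,0,-0.15,-0.3,0,0,0],[0,0,-0.15,-0.6,0,0,0],[0,0,-0.15,-0.9,0,0,0],[0,0,-0.15,-1.2,0,0,0],[0,0,-0.15,-1.2,0,0,0]]'; python3 -m inch '[[0,0,0,-0.3,0,0,0],[0,0,0,-0.4,0,0,0],[0,0,0,-0.4,0,0,0]]'
```

```text
clock: 17.85
position: [528.0, -245.8, 40.6]
ee_rot: [0.497, 0.503, -0.503, -0.497]
contact_force: [0.3, -0.7, -4.4]
gripper_width: 6.2
clock: 18.1
position: [531.5, -245.9, 40.8]
ee_rot: [0.497, 0.503, -0.503, -0.497]
contact_force: [-0.8, -0.0, -4.1]
gripper_width: 6.7
```

Moving freely while barely supporting the weight (about 1 mm). Continuing to contact, easing down.

```bash
python3 -m inch '[[0,0,0.1,-0.2,0,0,0],[0,0,0.15,-0.3,0,0,0],[0,0,0.15,-0.3,0,0,0]]'; python3 -m inch '[[0,0,0,-0.2,0,0,0],[0,0,0,-0.2,0,0,0]]'; python3 -m inch '[[0,0,0,-0.2,0,0,0],[0,0,0,-0.2,0,0,0]]'; python3 -m inch '[[0,0,0,-0.2,0,0,0],[0,0,0,-0.2,0,0,0]]'
```

```text
clock: 18.35
position: [534.0, -245.9, 39.4]
ee_rot: [-0.497, -0.503, 0.503, 0.497]
contact_force: [-0.8, 0.2, -2.5]
gripper_width: 6.8
clock: 18.52
position: [536.7, -245.9, 39.4]
ee_rot: [0.497, 0.503, -0.503, -0.497]
contact_force: [0.1, 0.1, -3.2]
gripper_width: 6.9
clock: 18.68
position: [538.3, -245.8, 39.4]
ee_rot: [-0.497, -0.503, 0.503, 0.497]
contact_force: [-1.4, -0.3, -1.5]
gripper_width: 6.8
clock: 18.85
position: [538.5, -245.8, 39.2]
ee_rot: [-0.496, -0.502, 0.504, 0.498]
contact_force: [-4.6, 0.4, 0.6]
gripper_width: 6.5
```

```bash
python3 -m inch '[[0,0,0,-0.3,0,0,0],[0,0,0,-0.3,0,0,0]]'; python3 -m inch '[[0.3,0,0,0.4,0,0,0],[0.3,0,0,0.4,0,0,0],[0.3,0,0,0.4,0,0,0],[0.3,0,-3,0.4,0,0,0],[0.3,0,-7,2,0,0,0],[0.3,0,-11,4,0,0,0],[0.3,0,-14,8,0,-7,0],[0.3,0,-14,10,0,-14,0],[0.3,0,-14,10,0,-14,0],[0.3,0,-14,10,0,-14,0]]'
python3 - <<'E'
from h import *
plan([440,-150,270],90.7)
E
```

```text
clock: 19.02
position: [538.7, -245.8, 39.2]
ee_rot: [-0.494, -0.5, 0.505, 0.5]
contact_force: [-10.2, -1.3, 6.9]
gripper_width: 6.3
clock: 19.85
position: [443.6, -247.1, 181.2]
ee_rot: [0.434, 0.56, -0.559, -0.431]
contact_force: [0.4, -0.0, -0.1]
gripper_width: 25.6
19.85 pos [ 443.6 -247.1  181.2] x [-0.253  0.968 -0.002] y [ 0.005 -0.001 -1.   ] z [-0.968 -0.253 -0.005] w 25.6 F [ 0.4 -0.  -0.1] q [-0.19  0.25 -0.38  0.   -0.94  0.44]
PLAN [ 9.46 -8.89 -2.15] [  0.31 103.93   0.15]
```

```bash
python3 -m inch '[[0,9.5,-6,-2.1,0,104,0],[0,9.5,-6,-2.1,0,104,0],[0,9.5,-6,-2.1,0,104,0],[0,9.5,-6,-2.1,0,104,0],[0,9.5,-6,-2.1,0,104,0],[0,9.5,-6,-2.1,0,104,0],[0,9.5,-6,-2.1,0,104,0],[0,9.5,-6,-2.1,0,104,0],[0,9.5,-6,-2.1,0,104,0],[0,9.5,-6,-2.1,0,104,0],[0,9.5,-6,-2.1,0,104,0],[0,9.5,-6,-2.1,0,104,0],[0,9.5,-6,-2.1,0,104,0],[0,9.5,-6,-2.1,0,104,0],[0,9.5,-6,-2.1,0,104,0],[0,9.5,-6,-2.1,0,104,0]]'
python3 - <<'E'
from h import *
plan([517,-46,42],90.7)
c=cam('wrist')
im=arm.get_image('wrist'); cv2.imwrite('pics/w15.png',cv2.resize(im[:,:,::-1],None,fx=1.25,fy=1.25,interpolation=cv2.INTER_CUBIC))
save('side','d15.png',(270,160,160,120),5)
save('scene','s15.png',(240,130,130,130),4.6)
E
```

```text
clock: 21.18
position: [440.9, -149.4, 238.9]
ee_rot: [0.707, 0.004, -0.004, -0.707]
contact_force: [-0.1, -0.3, 0.4]
gripper_width: 0.2
21.1833 pos [ 440.9 -149.4  238.9] x [1.   0.01 0.  ] y [ 0. -0. -1.] z [-0.01  1.   -0.  ] w 0.2 F [-0.1 -0.3  0.4] q [ 0.02  0.12 -0.38  0.   -1.07 -1.58]
PLAN [ 7.71 19.69 10.26] [ 0.01 -0.11  0.02]
```

View pics/w15.png

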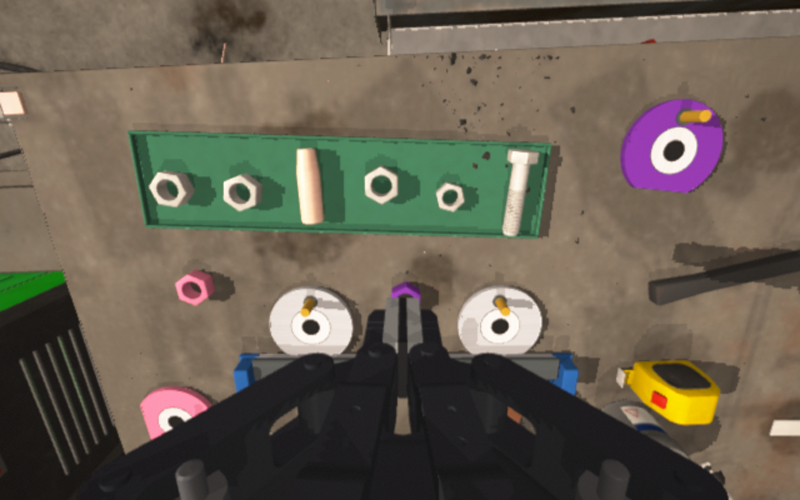

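View pics/d15.png

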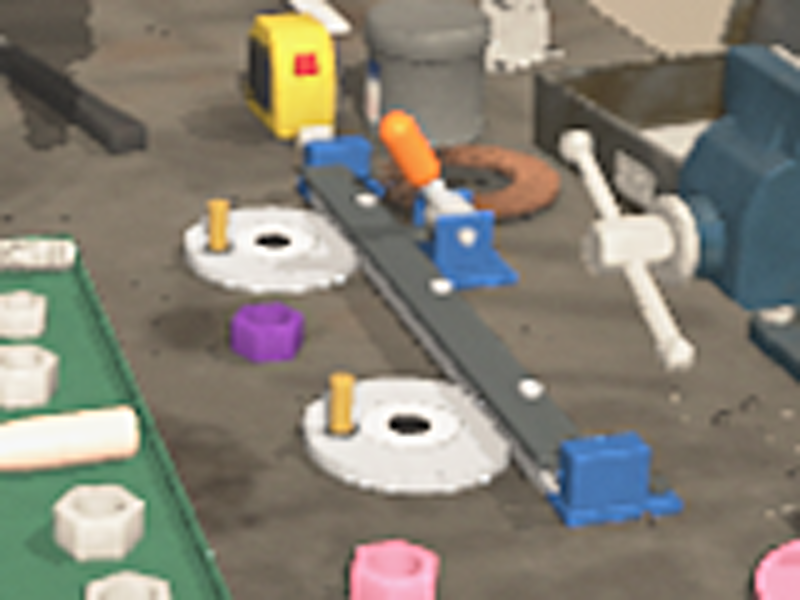

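View pics/s15.png

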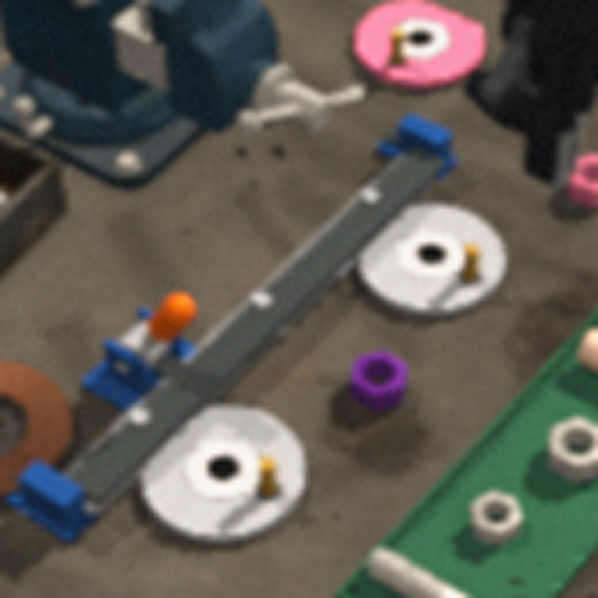

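Both flats are under the lip; in the wrist view the holes are at (311,327) and (499,326). I'll seat each blank with a push on its stud from behind, fingers closed. Blank A first.

```bash
python3 -m inch '[[0,3,6,4,0,0,0],[0,4,9,8,0,0,0],[0,5.5,12,10.3,0,0,0],[0,6.6,16,10.3,0,0,0],[0,6.6,19.5,10.3,0,0,0],[0,6.6,19.5,10.3,0,0,0],[0,6.6,19.5,10.3,0,0,0],[0,6.6,19.5,10.3,0,0,0],[0,6.6,19.5,10.3,0,0,0]]'
python3 - <<'E'
from h import *
plan([517,-46.2,42],90.7)
c=cam('wrist')
save('wrist','w16.png',None,1.25)
save('side','d16.png',(270,160,120,90),6)
E
```

```text
clock: 22.08
position: [505.2, -46.0, 45.6]
ee_rot: [-0.707, -0.005, 0.004, 0.707]
contact_force: [0.1, 0.3, -0.1]
gripper_width: -0.3
22.0833 pos [505.2 -46.   45.6] x [1.    0.013 0.002] y [ 0.002  0.    -1.   ] z [-0.013  1.     0.   ] w -0.3 F [ 0.1  0.3 -0.1] q [ 0.23  0.44 -0.53  0.   -0.6  -1.79]
PLAN [ 1.18  0.37 -0.04] [-0.    0.04  0.13]
```

View pics/w16.png

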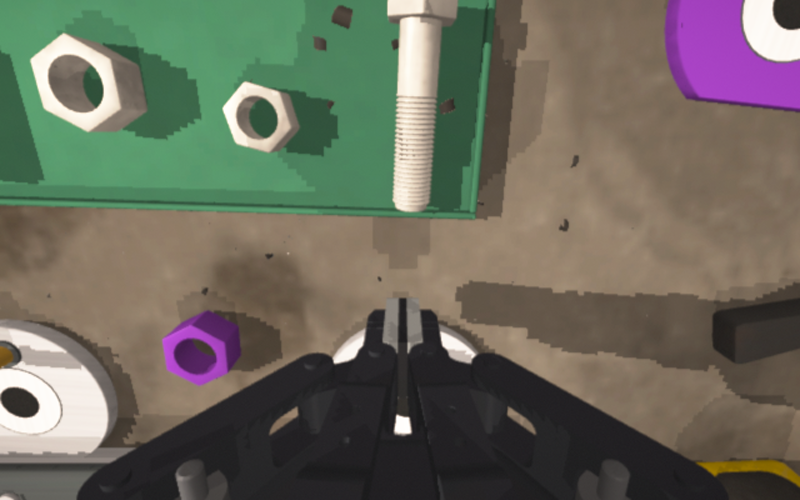

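View pics/d16.png

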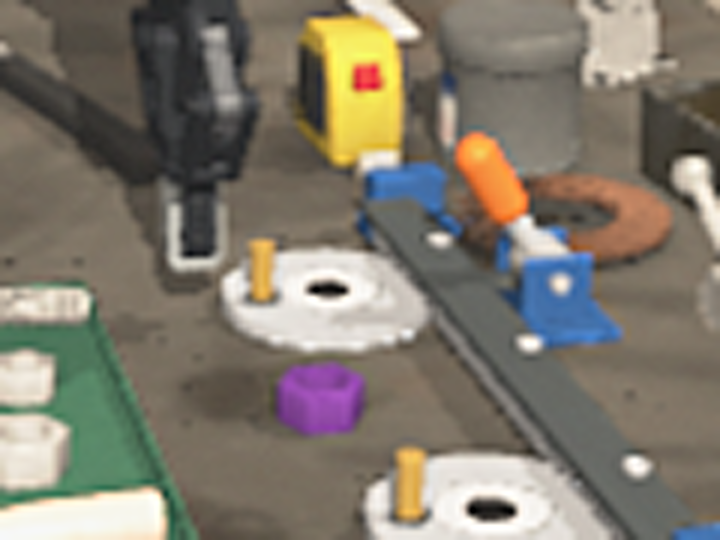

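```bash
python3 -m inch '[[0,0.6,0.2,0,0,0,0],[0,1.2,0.2,0,0,0,0],[0,1.4,0.2,0,0,0,0],[0,1.4,0.2,0,0,0,0]]'; python3 -m inch '[[0,0.2,0,0,0,0,0],[0,0.2,0,0,0,0,0]]'; python3 -m inch '[[0,0.2,0,0,0,0,0],[0,0.2,0,0,0,0,0]]'; python3 -m inch '[[0,0.2,0,0,0,0,0],[0,0.2,0,0,0,0,0]]'
```

```text
clock: 22.52
position: [519.1, -45.8, 42.9]
ee_rot: [-0.707, -0.005, 0.004, 0.707]
contact_force: [0.6, -0.6, -0.3]
gripper_width: -0.0
clock: 22.68
position: [519.6, -45.9, 42.3]
ee_rot: [0.707, 0.004, -0.005, -0.707]
contact_force: [-2.5, -0.0, 0.9]
gripper_width: -0.0
clock: 22.85
position: [519.8, -46.1, 41.9]
ee_rot: [0.707, 0.002, -0.006, -0.707]
contact_force: [-5.4, 0.7, 4.5]
gripper_width: 0.1
clock: 23.02
position: [520.0, -46.3, 41.6]
ee_rot: [0.707, 0.0, -0.007, -0.707]
contact_force: [-9.0, 0.6, 6.3]
gripper_width: 0.1
```

Contact is firm and the stud is at the fence-limited position. One more nudge, then over to blank B.

```bash
python3 -m inch '[[0,0.5,-0.1,0,0,0,0],[0,0.5,-0.1,0,0,0,0],[0,0.5,-0.1,0,0,0,0]]'; python3 -m inch '[[0,-1,0,0,0,0,0],[0,-3,-2,0,0,0,0],[0,-3,-5,-4,0,0,0],[0,-3,-5,-8,0,0,0],[0,-3,-5,-12,0,0,0],[0,-3,-5,-16,0,0,0],[0,-3,-5,-20,0,0,0],[0,-3,-5,-20,0,0,0],[0,-3,-5,-20,0,0,0]]'
python3 - <<'E'
from h import *
plan([508,-246.5,43],90.7)
c=cam('wrist')
save('wrist','w17.png',None,1.25)
E
```

```text
clock: 23.27
position: [520.5, -46.5, 41.6]
ee_rot: [0.708, -0.004, -0.01, -0.706]
contact_force: [-14.9, 3.7, 9.2]
gripper_width: 0.2
clock: 24.02
position: [501.7, -248.3, 93.1]
ee_rot: [0.707, 0.003, -0.002, -0.707]
contact_force: [0.2, 0.1, -0.4]
gripper_width: -0.1
24.0167 pos [ 501.7 -248.3   93.1] x [1.    0.008 0.002] y [ 0.002 -0.    -1.   ] z [-0.008  1.    -0.   ] w -0.1 F [ 0.2  0.1 -0.4] q [-0.17  0.44 -0.35  0.   -0.78 -1.39]
PLAN [0.62 5.01 0.18] [ 0.03 -0.26  0.1 ]
```

View pics/w17.png

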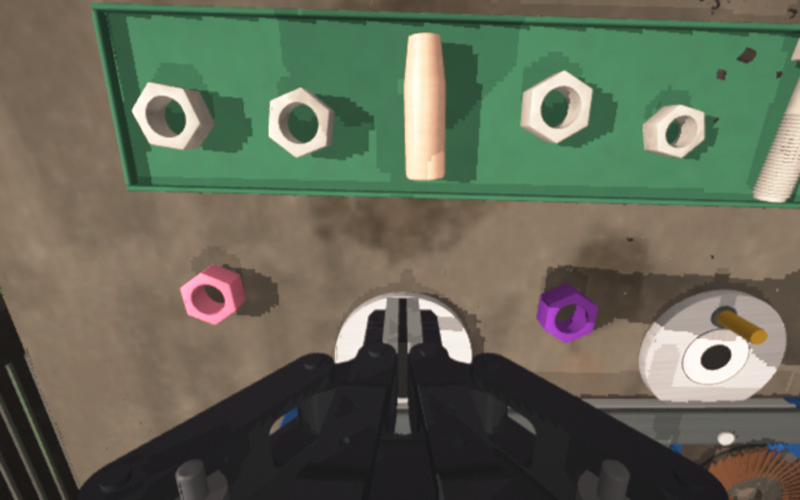

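```bash
python3 -m inch '[[0,0,2,0.2,0,0,0],[0,0,4,0.2,0,0,0],[0,0.4,5,0.2,0,0,0],[0,0.6,5,0.2,0,0,0],[0,1,5,0.2,0,0,0],[0,1.6,5,0.2,0,0,0],[0,1.8,5,0.2,0,0,0]]'; python3 -m inch '[[0,0.2,0,0,0,0,0],[0,0.2,0,0,0,0,0]]'; python3 -m inch '[[0,0.2,0,0,0,0,0],[0,0.2,0,0,0,0,0]]'; python3 -m inch '[[0,0.2,0,0,0,0,0],[0,0.2,0,0,0,0,0]]'
```

```text
clock: 24.65
position: [521.8, -243.6, 44.6]
ee_rot: [0.707, 0.006, -0.004, -0.707]
contact_force: [0.6, -0.8, -0.5]
gripper_width: 0.5
clock: 24.82
position: [522.2, -243.7, 44.0]
ee_rot: [0.707, 0.005, -0.004, -0.707]
contact_force: [-0.3, -0.3, 0.2]
gripper_width: 0.3
clock: 24.98
position: [522.6, -243.8, 43.5]
ee_rot: [-0.707, -0.003, 0.005, 0.707]
contact_force: [-3.6, -0.5, 2.4]
gripper_width: 0.1
clock: 25.15
position: [522.8, -243.8, 43.2]
ee_rot: [-0.707, -0.002, 0.006, 0.707]
contact_force: [-6.1, -1.0, 6.3]
gripper_width: -0.1
```

```bash
python3 -m inch '[[0,0.5,-0.1,-0.2,0,0,0],[0,0.5,-0.1,-0.2,0,0,0],[0,0.5,-0.1,-0.2,0,0,0]]'; python3 -m inch '[[0,-1,0,0,0,0,0],[0,-3,-2,0,0,0,0],[0,-6,-6,4,0,0,0],[0,-7,-10,8,0,0,0],[0,-8,-14,9,0,0,0],[0,-10,-18,10,0,0,0],[0.5,-14,-20,10,0,0,0],[0.5,-14,-20,10,0,0,0],[0.5,-14,-20,10,0,0,0],[0.5,-14,-20,10,0,0,0]]'
python3 - <<'E'
from h import *
plan([590,-75,100],90.7)
im=arm.get_image('wrist'); cv2.imwrite('pics/w18.png',cv2.resize(im[195:295,180:460,::-1],None,fx=2.8,fy=2.8,interpolation=cv2.INTER_CUBIC))
im=arm.get_image('scene'); cv2.imwrite('pics/s18.png',cv2.resize(im[160:250,260:370,::-1],None,fx=6.5,fy=6.5,interpolation=cv2.INTER_CUBIC))
im=arm.get_image('side'); cv2.imwrite('pics/d18.png',cv2.resize(im[190:265,295:385,::-1],None,fx=8,fy=8,interpolation=cv2.INTER_CUBIC))
E
```

```text
clock: 25.4
position: [523.8, -245.4, 43.1]
ee_rot: [-0.706, 0.002, 0.009, 0.708]
contact_force: [-11.5, -0.2, 6.5]
gripper_width: -0.3
clock: 26.23
position: [389.8, -147.0, 246.5]
ee_rot: [-0.707, -0.007, 0.002, 0.707]
contact_force: [-0.6, 0.0, -0.9]
gripper_width: 42.6
26.2333 pos [ 389.8 -147.   246.5] x [1.    0.013 0.008] y [ 0.008  0.    -1.   ] z [-0.013  1.     0.   ] w 42.6 F [-0.6  0.  -0.9] q [ 0.03  0.02 -0.47 -0.   -1.07 -1.59]
PLAN [19.99 14.81  6.94] [-0.02  0.03  0.45]
```

View pics/w18.png

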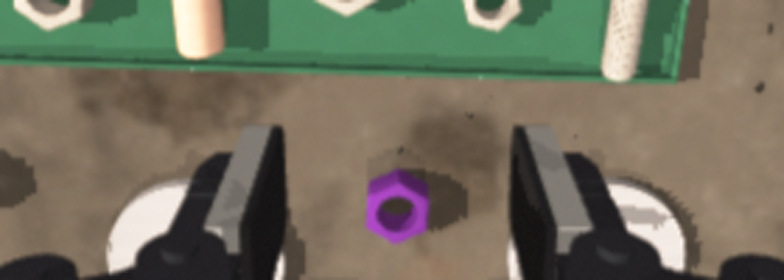

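View pics/s18.png

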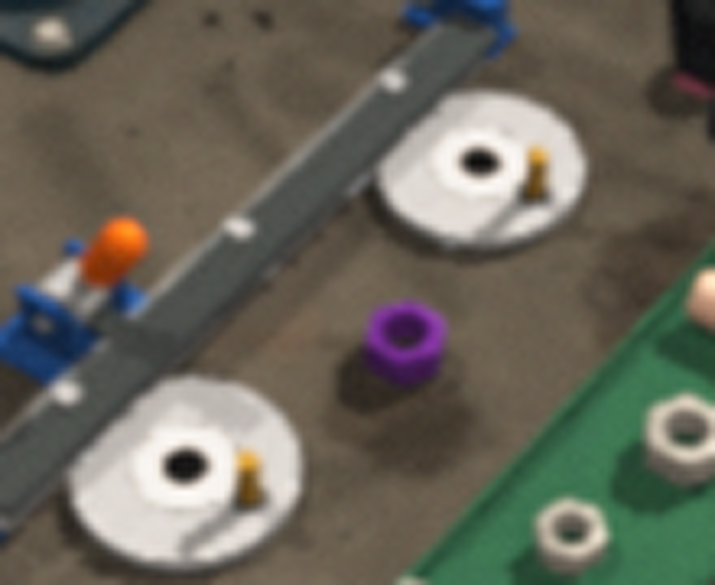

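View pics/d18.png

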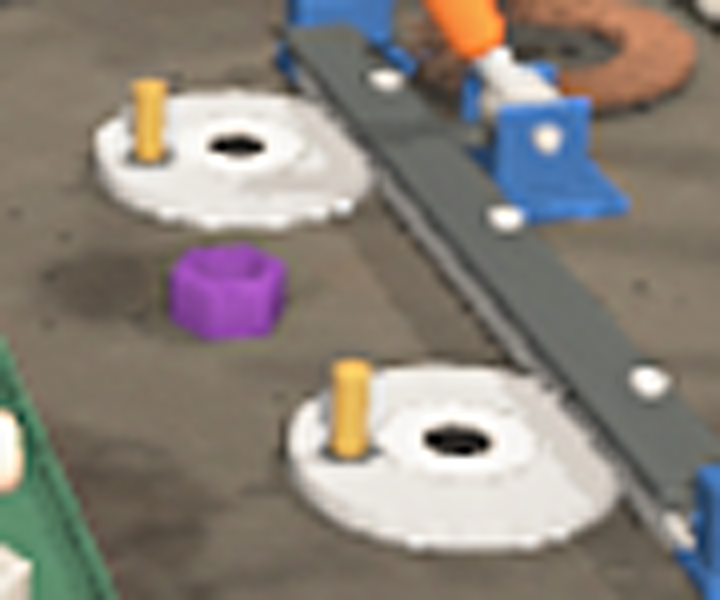

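Both blanks sit tucked under the lip. Scene-crop holes are at (185,464) and (481,161), studs at (248,478) and (536,175). Measuring positions and yaw.

Run:
```python
from h import *
cs,cd=cam('scene'),cam('side')
S=lambda u,v:((u+.5)/6.5+260-.5,(v+.5)/6.5+160-.5)
D=lambda u,v:((u+.5)/8+295-.5,(v+.5)/8+190-.5)
P={'holeA':((185,464),(237,146),8),'studA':((248,458),(150,85),33),'baseA':((249,502),(150,157),8),'holeB':((481,161),(457,440),8),'studB':((537,153),(351,367),33),'baseB':((536,198),(350,453),8)}
r={}
for k,(a,b,z) in P.items():
    r[k]=[px2w(cs,S(*a),z)[0],px2w(cd,D(*b),z)[0]]; print(k,tri(cs,S(*a),cd,D(*b)).round(1),*[x.round(1) for x in r[k]])
for b in 'AB':
    for q in ('stud','base'):
        for i in (0,1):
            e=r['hole'+b][i]-r[q+b][i]; print(b,q,i,np.degrees(np.arctan2(e[1],e[0])).round(1),np.hypot(*e[:2]).round(1))
```

```text
holeA [566.6 -44.4   8.2] [566.8 -44.6   8. ] [566.6 -44.2   8. ]
studA [536.6 -47.7  32.9] [536.1 -47.5  33. ] [536.9 -47.8  33. ]
baseA [536.9 -46.    7.3] [535.  -45.3   8. ] [537.5 -46.6   8. ]
holeB [ 569.6 -250.3    8.7] [ 569.6 -250.7    8. ] [ 570.3 -248.8    8. ]
studB [ 539.9 -248.6   33. ] [ 539.9 -248.6   33. ] [ 539.9 -248.5   33. ]
baseB [ 539.8 -248.2    6.9] [ 537.6 -246.8    8. ] [ 540.3 -249.4    8. ]
A stud 0 5.5 30.8
A stud 1 6.9 30.0
A base 0 1.3 31.7
A base 1 4.8 29.2
B stud 0 -4.2 29.9
B stud 1 -0.6 30.4
B base 0 -7.0 32.3
B base 1 1.1 30.1
```

Positions agree with flush contact, but A's yaw reading (1 to 7 deg) is too noisy to trust, so I'll take a closer overhead look.

```bash
python3 -m inch '[[0.5,4,0,2,0,0,0],[0.5,8,2,4,0,0,0],[0.5,12,4,6,0,0,0],[0.5,16,6,8,0,0,0],[0.5,20,8,10,0,0,0],[0.5,20,8.5,10,0,0,0],[0.5,20,8.5,10,0,0,0],[0.5,20,8.5,10,0,0,0]]'
python3 - <<'E'
from h import *
c=cam('wrist')
im=arm.get_image('wrist'); cv2.imwrite('pics/w19.png',cv2.resize(im[60:260,200:440,::-1],None,fx=3.3,fy=3,interpolation=cv2.INTER_CUBIC))
cv2.imwrite('pics/raw19.png',im[:,:,::-1]); plan([590,-250,160],90.7)
import pickle; pickle.dump(c,open('c19.pkl','wb'))
E
```

```text
clock: 27.05
position: [588.4, -44.5, 154.5]
ee_rot: [0.708, 0.002, -0.007, -0.707]
contact_force: [0.5, -0.5, 0.3]
gripper_width: 42.9
27.1 pos [588.  -45.  156.3] x [ 1.     0.012 -0.005] y [-0.005 -0.001 -1.   ] z [-0.012  1.    -0.001] w 42.8 F [ 0.1 -0.1  0. ] q [ 0.2   0.41 -0.21 -0.   -0.96 -1.76]
PLAN [ -0.04  -0.35 -20.5 ] [ 0.06 -0.02 -0.3 ]
```

View pics/w19.png

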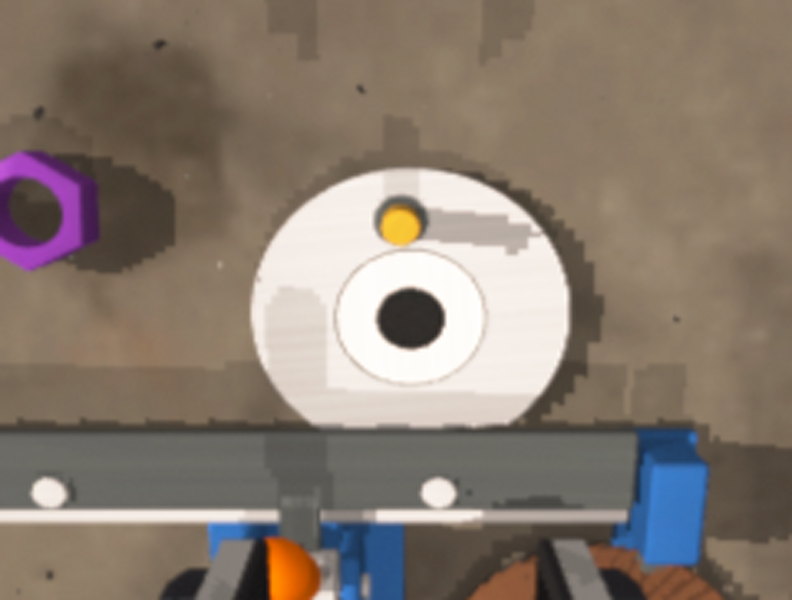

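Clean overhead view of A: hole at (410,318), stud base ring at (401,218), lip edge along row ~430. The stud looks slightly off square to the fence.

```bash
cat > yaw.py <<'E'
from h import *
import pickle,sys
def run(raw,pk,x0,x1,y0,y1):
    c=pickle.load(open(pk,'rb')); im=cv2.imread(raw); g=cv2.cvtColor(im,cv2.COLOR_BGR2GRAY)
    # hole: dark blob
    sub=im[y0:y1,x0:x1]; 
    n,l,s,ce=cv2.connectedComponentsWithStats((g[y0:y1,x0:x1]<75).astype(np.uint8))
    for i in range(1,n):
        if s[i,4]>40: print('dark',ce[i]+[x0,y0],s[i,4],s[i,:4])
    hsv=cv2.cvtColor(sub,cv2.COLOR_BGR2HSV)
    m=((hsv[...,0]>15)&(hsv[...,0]<32)&(hsv[...,1]>140)&(hsv[...,2]>150)).astype(np.uint8)
    n,l,s,ce=cv2.connectedComponentsWithStats(m)
    for i in range(1,n):
        if s[i,4]>20: print('brass',ce[i]+[x0,y0],s[i,4],px2w(c,ce[i]+[x0,y0],33).round(1))
    return c
E
python3 - <<'E'
from yaw import *
c=run('pics/raw19.png','c19.pkl',270,380,110,205)
U=lambda p:(np.array(p)+.5)/[3.3,3]-.5+[200,60]
h=px2w(c,U([(410.5,318)]),8)[0]; b=px2w(c,U([(401,219)]),8)[0]; t=px2w(c,U([(400.5,226)]),33)[0]
print(h,b,t)
for q in (b,t): e=h-q; print(np.degrees(np.arctan2(e[1],e[0])),np.hypot(*e[:2]))
l=px2w(c,U([(5,433),(240,430.5),(630,429)]),21.5);print(l); d=l[-1]-l[0]; print('lip yaw',np.degrees(np.arctan2(-d[0],d[1])))
E
```

```text
dark [359.84482759 128.67241379] 58 [79 11 20 19]
dark [324.06382979 165.75531915] 282 [45 47 19 19]
dark [376.28846154 162.44230769] 52 [104  48   6  10]
dark [366.86633663 194.0990099 ] 202 [75 70 35 24]
dark [282.04545455 202.18181818] 66 [ 0 91 27  3]
brass [320.73728814 134.75423729] 118 [[535.3 -45.6  33. ]]
[565.790272   -42.29511613   8.        ] [535.72042106 -45.31715834   8.        ] [535.48380613 -45.3708671   33.        ]
5.738997832888597 30.221328137724782
5.795008280937435 30.46214236913832
[[ 600.2610878  -154.94286857   21.5       ]
 [ 598.64323634  -89.39147853   21.5       ]
 [ 596.81832051   19.12457008   21.5       ]]
lip yaw 1.133068438205045
```

A is about 4.6 deg off the fence, outside the 3.4 deg limit, so it needs straightening. Checking B the same way before correcting.

```bash
python3 -m inch '[[0.5,0,0,-4,0,0,0],[0.5,0,0,-8,0,0,0],[0.5,0,0,-12,0,0,0],[0.5,0,0,-16,0,0,0],[0.5,0,0,-20.5,0,0,0],[0.5,0,0,-20.5,0,0,0],[0.5,0,0,-20.5,0,0,0],[0.5,0,0,-20.5,0,0,0]]'
python3 - <<'E'
from h import *
c=cam('wrist')
im=arm.get_image('wrist'); cv2.imwrite('pics/w20.png',cv2.resize(im[60:260,200:440,::-1],None,fx=3.3,fy=3,interpolation=cv2.INTER_CUBIC))
cv2.imwrite('pics/raw20.png',im[:,:,::-1]); 
import pickle; pickle.dump(c,open('c20.pkl','wb'))
from yaw import run
run('pics/raw20.png','c20.pkl',270,380,110,205)
E
```

```text
clock: 27.77
position: [589.7, -250.5, 159.7]
ee_rot: [-0.707, -0.004, 0.003, 0.707]
contact_force: [0.2, 0.6, -0.2]
gripper_width: 43.0
dark [357.5060241  127.65060241] 83 [70  8 28 23]
dark [371.69473684 179.47368421] 380 [84 39 26 54]
dark [324.20599251 165.69662921] 267 [45 47 19 18]
dark [285.11290323 200.96774194] 62 [ 0 89 27  4]
brass [325.96551724 135.31896552] 116 [[ 538.5 -247.    33. ]]
```

View pics/w20.png

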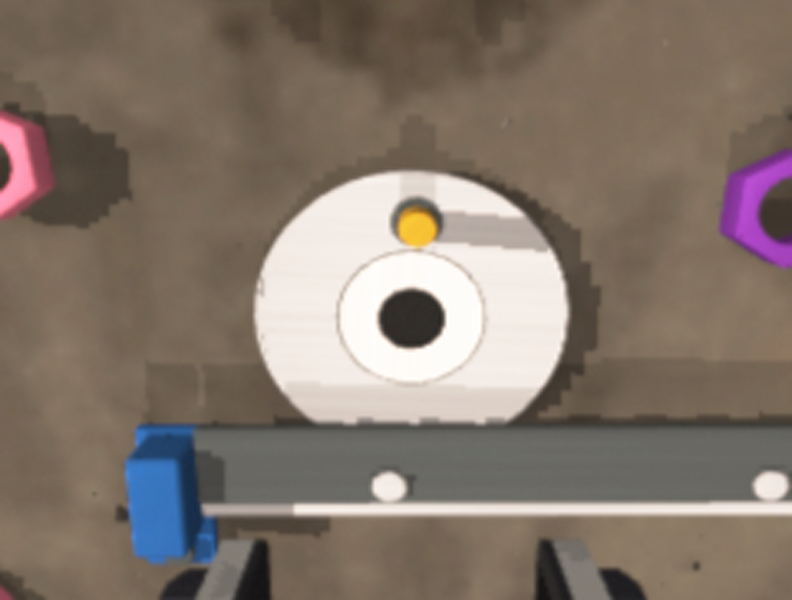

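Run:
```python
from h import *
import pickle
c=pickle.load(open('c20.pkl','rb'))
U=lambda p:(np.array(p)+.5)/[3.3,3]-.5+[200,60]
h=px2w(c,(324.2,165.7),8)[0]; b=px2w(c,U([(417,221)]),8)[0]; t=px2w(c,(326,135.3),33)[0]
print(h,b,t)
for q in (b,t): e=h-q; print(np.degrees(np.arctan2(e[1],e[0])),np.hypot(*e[:2]))
l=px2w(c,U([(200,429),(500,427),(788,425)]),21.5);print(l); d=l[-1]-l[0]; print('lip yaw',np.degrees(np.arctan2(-d[0],d[1])))
plan([539,-247,100],86)
```

```text
[ 569.37178766 -247.86341574    8.        ] [ 539.24959136 -246.56364987    8.        ] [ 538.49819999 -246.94072843   33.        ]
-2.4707670779272664 30.150225561481577
-1.7118307698053736 30.887372300709323
[[ 602.33042202 -307.47884124   21.5       ]
 [ 600.86677814 -222.34864283   21.5       ]
 [ 599.43720599 -140.73112415   21.5       ]]
lip yaw 0.9940312147578516
27.8167 pos [ 590.1 -249.6  159.7] x [1.    0.012 0.   ] y [ 0.  0. -1.] z [-0.012  1.     0.   ] w 42.8 F [-0.  -0.6  0.5] q [-0.15  0.48 -0.07 -0.   -1.01 -1.41]
PLAN [-5.1   5.97  0.32] [-0.01  4.67  0.02]
```

B is about 3.1 deg off the other way, right at the limit, so I'll square both. Gripping B's stud for a small turn.

```bash
python3 -m inch '[[0.35,-3,0,0.3,0,2,0],[0.35,-5.1,3,0.3,0,2,0],[0.35,-5.1,6,0.3,0,2,0],[0.35,-5.1,9,0.3,0,2,0],[0.35,-5.1,11.3,0.3,0,2,0],[0.35,-5.1,11.9,0.3,0,2,0],[0.35,-5.1,11.9,0.3,0,2,0],[0.35,-5.1,11.9,0.3,0,2,0]]'
python3 - <<'E'
from h import *
plan([539,-247,40],88.5)
E
```

```text
clock: 28.48
position: [540.6, -246.9, 41.4]
ee_rot: [0.707, -0.007, 0.008, -0.707]
contact_force: [-0.9, -0.0, 0.2]
gripper_width: 30.0
28.4833 pos [ 540.6 -246.9   41.4] x [ 1.    -0.021  0.001] y [ 0.001 -0.001 -1.   ] z [ 0.021  1.    -0.001] w 30.0 F [-0.9 -0.   0.2] q [-0.16  0.56 -0.31  0.   -0.71 -1.44]
PLAN [-0.16  0.14 -0.02] [0.04 0.3  0.08]
```

```bash
python3 -m inch '[[0.35,-0.1,0.1,0,0,0,0],[0,-0.1,0.1,0,0,0,0],[0,-0.1,0.1,0,0,0,0],[0,-0.1,0.1,0,0,0,0],[0,-0.1,0.1,0,0,0,0],[0,-0.1,0.1,0,0,0,0]]'; python3 -m inch '[[0,0,0,0,0,-1.5,0],[0,0,0,-0.1,0,-3.2,0],[0,0,0,-0.15,0,-3.2,0],[0,0.1,-0.1,-0.15,0,-3.2,0],[0,0.3,-0.1,-0.15,0,-3.2,0],[0,0.3,-0.1,-0.15,0,-3.2,0]]'
python3 - <<'E'
from h import *
plan([539,-247,40],91)
E
```

```text
clock: 28.98
position: [539.4, -247.5, 41.0]
ee_rot: [0.707, -0.007, 0.009, -0.707]
contact_force: [-0.6, 1.6, 6.8]
gripper_width: 6.3
clock: 29.48
position: [539.5, -248.7, 40.9]
ee_rot: [-0.707, -0.01, 0.013, 0.707]
contact_force: [-5.7, 3.5, 8.7]
gripper_width: 6.4
29.4833 pos [ 539.5 -248.7   40.9] x [ 0.999  0.032 -0.005] y [-0.005  0.001 -1.   ] z [-0.032  0.999  0.001] w 6.4 F [-5.7  3.5  8.7] q [-0.16  0.56 -0.3  -0.   -0.71 -1.38]
PLAN [-0.05  0.09  0.17] [-0.06  0.86 -0.28]
```

```bash
python3 -m inch '[[0.35,-0.1,0,0,0,0,0],[0.35,-0.1,0,0,0,0,0],[0.35,-0.1,0,0,0,0,0],[0.35,-0.1,-3,0,0,0,0],[0.35,-0.1,-6,0,0,0,0],[0.35,-0.3,-6,4,0,0,0],[0.35,-0.3,-6,8,0,0,0],[0.35,-0.3,-6,12,0,-2,0],[0.35,-0.3,-6,16,0,-2,0],[0.35,-0.3,-6,20,0,-2,0],[0.35,-0.3,-6,20.3,0,-2,0],[0.35,-0.3,-6,20.3,0,-2,0],[0.35,-0.3,-6,20.3,0,-2,0]]'
python3 - <<'E'
from h import *
plan([536,-45.5,41],94)
E
```

```text
clock: 30.57
position: [532.1, -46.1, 100.3]
ee_rot: [0.707, 0.024, -0.024, -0.707]
contact_force: [0.3, -0.2, 0.3]
gripper_width: 29.9
30.5667 pos [532.1 -46.1 100.3] x [0.998 0.069 0.   ] y [ 0. -0. -1.] z [-0.069  0.998 -0.   ] w 29.9 F [ 0.3 -0.2  0.3] q [ 0.22  0.39 -0.41  0.   -0.77 -1.72]
PLAN [0.39 5.93 0.03] [ 0.01 -0.07  0.01]
```

```bash
python3 -m inch '[[0.35,0.4,2,0,0,0,0],[0.35,0.4,4,0,0,0,0],[0.35,0.4,5.5,0,0,0,0],[0.35,0.4,5.9,0,0,0,0],[0.35,0.4,5.9,0,0,0,0],[0.35,0.4,5.9,0,0,0,0],[0,0.4,5.9,0,0,0,0],[0,0.4,5.9,0,0,0,0],[0,0.4,5.9,0,0,0,0],[0,0.4,5.9,0,0,0,0],[0,0.4,5.9,0,0,0,0]]'; python3 -m inch '[[0,0,0,0.1,0,2,0],[0,0,0,0.2,0,4,0],[0,0,0,0.3,0,4.8,0],[0,0.1,-0.1,0.3,0,4.8,0],[0,0.3,-0.1,0.3,0,4.8,0],[0,0.3,-0.1,0.3,0,4.8,0]]'
python3 - <<'E'
from h import *
plan([539,-247,40],91)
E
```

```text
clock: 31.48
position: [536.5, -46.1, 42.5]
ee_rot: [0.707, 0.025, -0.023, -0.707]
contact_force: [-0.9, -1.6, 6.4]
gripper_width: 6.0
clock: 31.98
position: [536.5, -43.0, 42.4]
ee_rot: [0.707, -0.008, 0.004, -0.707]
contact_force: [-5.7, 1.2, 8.1]
gripper_width: 6.2
31.9833 pos [536.5 -43.   42.4] x [ 1.    -0.016 -0.005] y [-0.005 -0.001 -1.   ] z [ 0.016  1.    -0.001] w 6.2 F [-5.7  1.2  8.1] q [ 0.22  0.49 -0.45 -0.   -0.64 -1.81]
PLAN [  0.58   0.26 -20.39] [ 0.04 -1.92 -0.31]
```

```bash
python3 -m inch '[[0.35,-0.1,0,0,0,0,0],[0.35,-0.1,0,0,0,0,0],[0.35,-0.1,0,0,0,0,0],[0.35,-0.1,-3,0,0,0,0],[0.35,-0.1,-7,0,0,0,0],[0.35,-0.1,-10.5,0,0,-1.5,0],[0.5,2.5,-11.6,0,0,-1.5,0],[0.5,5.3,-11.6,0,0,-1.5,0],[0.5,5.3,-11.6,0,0,-1.5,0],[0.5,5.3,-11.6,0,0,-1.5,0],[0.5,5.3,-11.6,0,0,-1.5,0]]'
cat > look.py <<'E'
from yaw import *
def look(n):
    c=cam('wrist'); im=arm.get_image('wrist')
    cv2.imwrite(f'pics/w{n}.png',cv2.resize(im[60:260,200:440,::-1],None,fx=3.3,fy=3,interpolation=cv2.INTER_CUBIC))
    cv2.imwrite(f'pics/raw{n}.png',im[:,:,::-1]); pickle.dump(c,open(f'c{n}.pkl','wb'))
    run(f'pics/raw{n}.png',f'c{n}.pkl',270,380,110,205)
E
python3 - <<'E'
from look import *
plan(None,90.7)
look(21)
E
```

```text
clock: 32.9
position: [590.9, -43.6, 157.3]
ee_rot: [-0.707, -0.003, 0.004, 0.707]
contact_force: [-0.5, 0.1, -0.8]
gripper_width: 42.4
32.9 pos [590.9 -43.6 157.3] x [ 1.     0.01  -0.002] y [-0.002  0.    -1.   ] z [-0.01  1.    0.  ] w 42.4 F [-0.5  0.1 -0.8] q [ 0.2   0.41 -0.2  -0.   -0.96 -1.76]
PLAN [-0.01 -0.13 -0.11]
dark [358.87272727 124.70909091] 55 [79  7 20 22]
dark [323.57761733 161.61732852] 277 [45 43 19 19]
dark [375.38636364 158.04545455] 44 [103  43   7  11]
dark [366.49756098 190.41463415] 205 [82 66 28 24]
dark [282.05882353 198.13235294] 68 [ 0 86 27  4]
brass [323.12605042 130.46218487] 119 [[535.3 -42.5  33. ]]
```

View pics/w21.png

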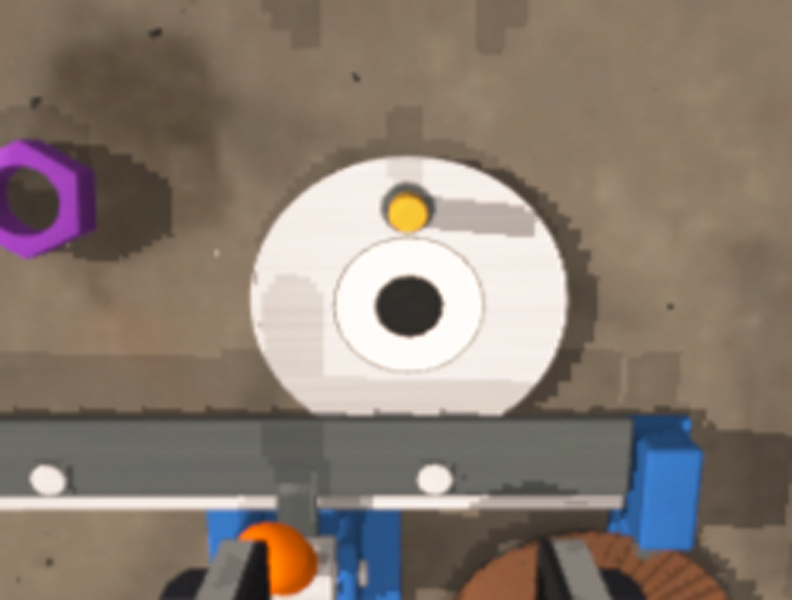

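A now looks square: stud at (407,210) directly above the hole at (409,306). Checking numbers, then B.

```bash
python3 - <<'E'
from look import *
c=pickle.load(open('c21.pkl','rb'))
h=px2w(c,(323.58,161.6),8)[0]; t=px2w(c,(323.13,130.46),33)[0]; b=px2w(c,[((407.5+.5)/3.3+199.5,(208+.5)/3+59.5)],8)[0]
for q in (b,t): e=h-q; print(h,np.degrees(np.arctan2(e[1],e[0])),np.hypot(*e[:2]))
E
python3 -m inch '[[0.5,0,0,-4,0,0,0],[0.5,0,0,-8,0,0,0],[0.5,0,0,-12,0,0,0],[0.5,0,0,-16,0,0,0],[0.5,0,0,-20.5,0,0,0],[0.5,0,0,-20.5,0,0,0],[0.5,0,0,-20.5,0,0,0],[0.5,0,0,-20.5,0,0,0]]'
python3 - <<'E'
from look import *
look(22)
E
```

```text
[565.86360303 -41.57472027   8.        ] 1.424355091790873 29.81437003080934
[565.86360303 -41.57472027   8.        ] 1.6374619746906718 30.598363613307182
clock: 33.62
position: [592.8, -248.5, 157.8]
ee_rot: [-0.707, -0.003, 0.004, 0.707]
contact_force: [-0.1, 0.2, 0.1]
gripper_width: 42.5
dark [357.15662651 126.24096386] 83 [75  8 22 21]
dark [370.05250597 177.28878282] 419 [81 36 29 54]
dark [321.86446886 163.42857143] 273 [43 45 19 18]
dark [282.90909091 198.25      ] 44 [ 0 86 23  4]
brass [321.75423729 132.45762712] 118 [[ 538.9 -248.4   33. ]]
```

View pics/w22.png

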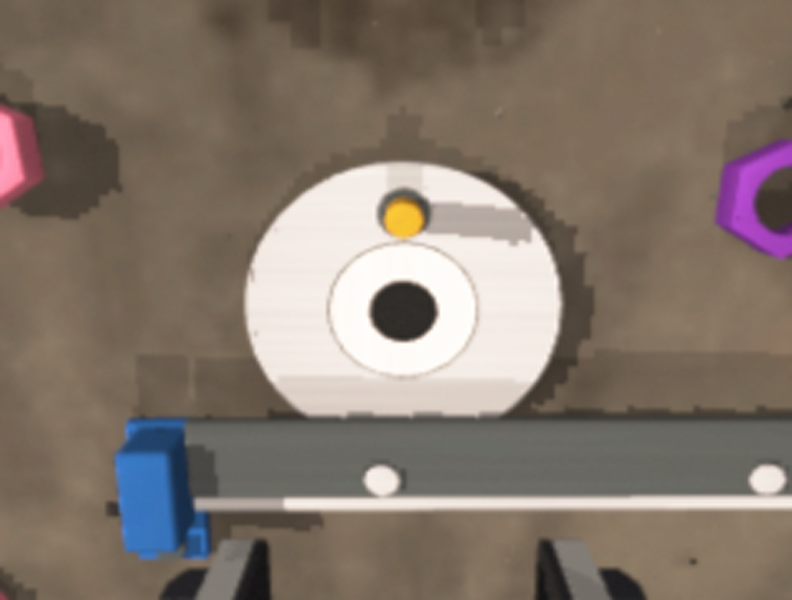

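Run:
```python
from look import *
for n,hp,bp,cols,rows in ((21,(323.58,161.6),(323.13,130.46),(200,400,600),(417.5,416.5,416)),(22,(321.86,163.4),(321.75,132.5),(220,400,620),(420,419,418))):
    c=pickle.load(open(f'c{n}.pkl','rb'))
    U=[((u+.5)/3.3+199.5,(v+.5)/3+59.5) for u,v in zip(cols,rows)]
    l=px2w(c,U,21.5); p=np.polyfit(l[:,1],l[:,0],1); h=px2w(c,hp,8)[0]; t=px2w(c,bp,33)[0]; e=h-t
    print(n,'center',h.round(1),'yaw',np.degrees(np.arctan2(e[1],e[0])).round(2),'fence yaw',-np.degrees(p[0]).round(2),'x rel front',(h[0]-(np.polyval(p,h[1])+6)).round(1))
plan([560,-78,150],90.7)
```

```text
21 center [565.9 -41.6   8. ] yaw 1.64 fence yaw 0.79 x rel front -38.0
22 center [ 569.7 -248.     8. ] yaw 0.73 fence yaw 0.82 x rel front -37.1
33.6667 pos [ 593.2 -247.7  158. ] x [ 1.     0.011 -0.001] y [-0.001  0.    -1.   ] z [-0.011  1.     0.   ] w 42.4 F [-0.4  0.3 -0. ] q [-0.14  0.49 -0.07 -0.   -1.02 -1.42]
PLAN [-3.13  0.81 17.01] [-0.02 -0.09 -0.05]
```

Both are square now: A 0.8 deg and B 0.1 deg from the fence, with centres 38.0 and 37.1 mm off the front face. Next is the lever, with fingers closed in front of its tip.

```bash
python3 -m inch '[[0,-1,0,4,0,0,0],[0,-2.3,0,8,0,0,0],[0,-2.3,0,12,0,0,0],[0,-2.3,0,16,0,0,0],[0,-2.3,0,17.2,0,0,0],[0,-2.3,3,17.2,0,0,0],[0,-2.3,6,17.2,0,0,0],[0,-2.3,7.3,17.2,0,0,0],[0,-2.3,7.3,17.2,0,0,0],[0,-2.3,7.3,17.2,0,0,0]]'
python3 - <<'E'
from h import *
plan([585,-76,84],90.7)
save('side','d23.png',(280,140,120,90),6)
save('wrist','w23.png',None,1.25)
E
```

```text
clock: 34.5
position: [568.8, -75.9, 85.2]
ee_rot: [0.707, 0.004, -0.005, -0.707]
contact_force: [-0.0, 0.4, 0.2]
gripper_width: 0.0
34.5 pos [568.8 -75.9  85.2] x [ 1.     0.012 -0.001] y [-0.001 -0.001 -1.   ] z [-0.012  1.    -0.001] w 0.0 F [-0.   0.4  0.2] q [ 0.15  0.47 -0.32  0.   -0.78 -1.71]
PLAN [ 1.62  0.12 -0.03] [ 0.03  0.01 -0.07]
```

View pics/d23.png

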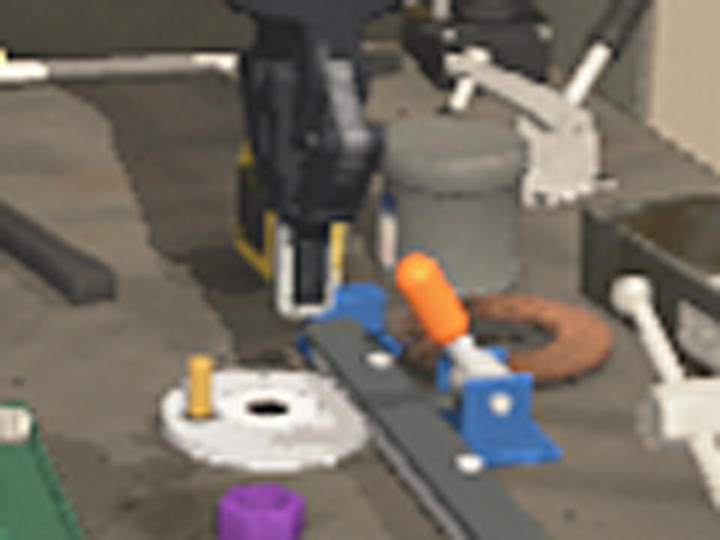

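View pics/w23.png

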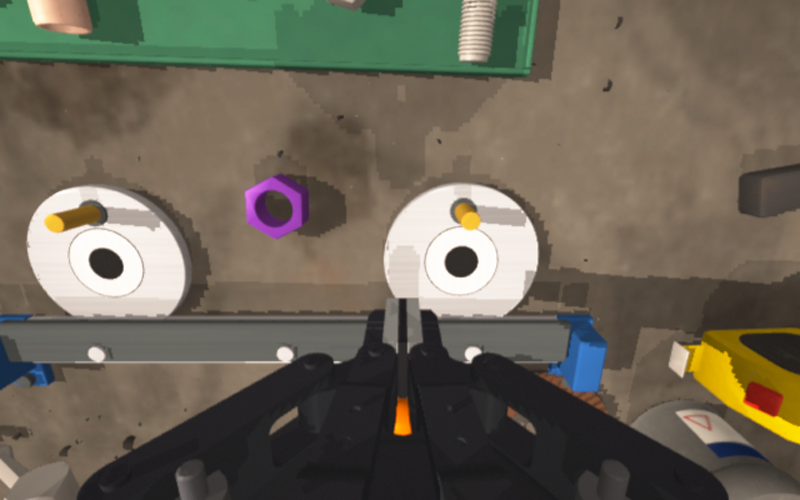

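The lever is straight ahead of the closed fingers; its orange tip shows in the gap at (403,415). Advancing to contact, then following its arc.

```bash
python3 -m inch '[[0,0.8,0.1,0,0,0,0],[0,1.6,0.1,0,0,0,0],[0,2,0.1,0,0,0,0],[0,2.4,0.1,0,0,0,0],[0,2.4,0.1,0,0,0,0]]'; python3 -m inch '[[0,0.4,-0.15,0,0,0,0],[0,0.8,-0.3,0,0,0,0],[0,0.8,-0.3,0,0,0,0]]'; python3 -m inch '[[0,0.4,-0.15,0,0,0,0],[0,0.8,-0.3,0,0,0,0],[0,0.8,-0.3,0,0,0,0]]'
```

```text
clock: 35.02
position: [594.2, -76.7, 84.5]
ee_rot: [-0.707, -0.004, 0.003, 0.707]
contact_force: [-0.3, -0.3, -0.1]
gripper_width: 0.2
clock: 35.27
position: [599.0, -76.7, 87.0]
ee_rot: [0.707, 0.001, -0.006, -0.707]
contact_force: [-5.4, 0.7, 3.2]
gripper_width: 0.1
clock: 35.52
position: [602.0, -76.8, 89.0]
ee_rot: [0.707, -0.003, -0.009, -0.707]
contact_force: [-14.2, 2.4, 7.7]
gripper_width: -0.1
```

Run:
```python
from h import *
save('side','d24.png',(310,140,90,68),8)
```

```text
(no output)
```

View pics/d24.png

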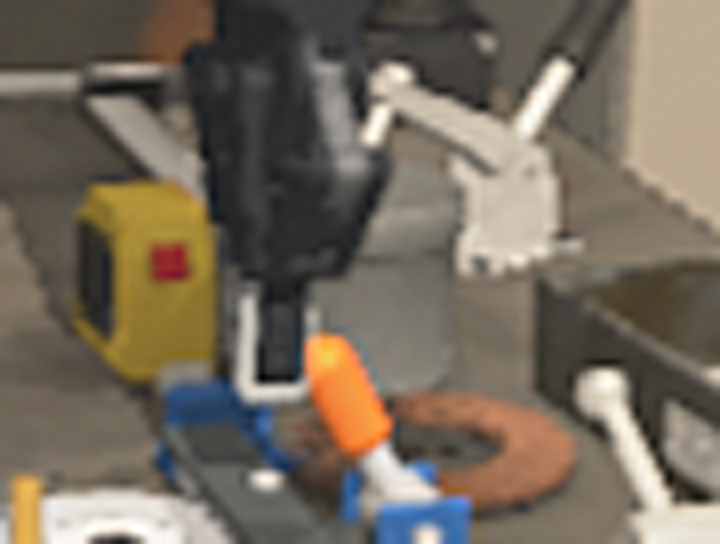

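In contact at the grip's front, as intended. Continuing along the arc.

```bash
python3 -m inch '[[0,0.4,-0.15,0,0,0,0],[0,0.8,-0.3,0,0,0,0],[0,0.8,-0.3,0,0,0,0]]'; python3 -m inch '[[0,0.4,-0.1,0,0,0,0],[0,0.8,-0.2,0,0,0,0],[0,0.8,-0.2,0,0,0,0]]';  python3 -m inch '[[0,0.4,-0.1,0,0,0,0],[0,0.8,-0.2,0,0,0,0],[0,0.8,-0.2,0,0,0,0]]'
```

```text
clock: 35.82
position: [613.2, -76.6, 93.7]
ee_rot: [0.707, 0.0, -0.007, -0.707]
contact_force: [-6.7, 0.6, 6.7]
gripper_width: -0.1
clock: 36.07
position: [625.2, -76.4, 95.9]
ee_rot: [0.707, 0.004, -0.004, -0.707]
contact_force: [-2.0, 0.4, 0.9]
gripper_width: -0.0
clock: 36.32
position: [634.6, -76.2, 97.6]
ee_rot: [0.707, 0.005, -0.003, -0.707]
contact_force: [0.9, -0.0, 0.2]
gripper_width: -0.4
```

Run:
```python
from h import *
save('side','d25.png',(310,140,90,68),8)
```

```text
(no output)
```

View pics/d25.png

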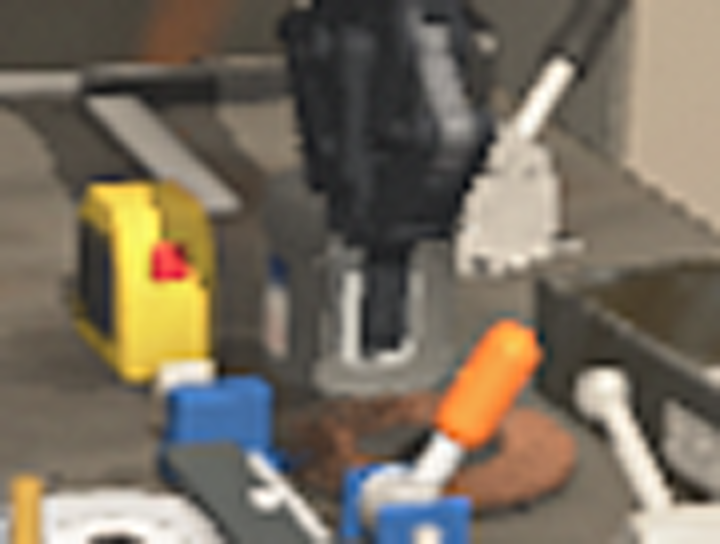

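The lever has snapped over and leans back, tip at (515,340). Now the nuts: heading above the middle one, near (414,-169).

```bash
python3 -m inch '[[0,0,-4,0,0,0,0],[0,-3,-8,0,0,0,0],[0,-7,-8,-2,0,0,0],[0,-11,-8,-4,0,0,0],[0.6,-15,-8,-6,0,0,0],[0.6,-19,-8,-8,0,0,0],[0.6,-22,-8,-9.2,0,0,0],[0.6,-22,-8,-9.2,0,0,0],[0.6,-22,-5,-9.2,0,0,0],[0.6,-22,-5,-9.2,0,0,0],[0.6,-22,-5,-9.2,0,0,0]]'
python3 - <<'E'
from h import *
plan([413.7,-168.6,24],90)
c=cam('wrist')
im=arm.get_image('wrist'); cv2.imwrite('pics/w26.png',cv2.resize(im[:,:,::-1],None,fx=1.25,fy=1.25)); 
for d in arm.masks_of('big_nut_1_c','wrist'):
    v,u=np.nonzero(d['mask']); print(d['conf'],u.mean(),v.mean(),px2w(c,(u.mean(),v.mean()),11).round(1))
E
```

```text
clock: 37.28
position: [413.5, -170.5, 146.8]
ee_rot: [0.707, 0.003, -0.004, -0.707]
contact_force: [-0.2, 0.5, -0.5]
gripper_width: 51.0
37.2833 pos [ 413.5 -170.5  146.8] x [ 1.     0.01  -0.003] y [-0.003 -0.    -1.   ] z [-0.01  1.   -0.  ] w 51.0 F [-0.2  0.5 -0.5] q [-0.03  0.2  -0.56  0.   -0.82 -1.54]
PLAN [ 0.06 12.28  0.19] [ 0.    0.58 -0.14]
0.83 178.0194624652456 199.19091751621872 [[ 422.2 -302.9   11. ]]
```

View pics/w26.png

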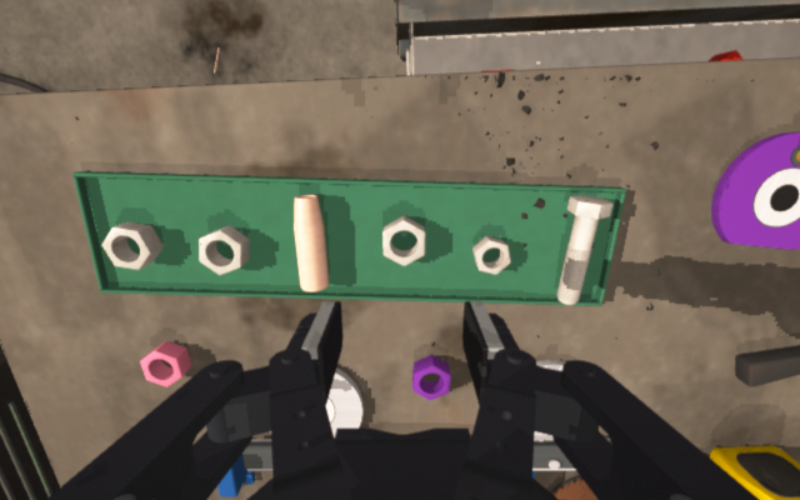

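Run:
```python
from h import *
import pickle
c=cam('wrist'); pickle.dump(c,open('c27.pkl','wb'))
im=arm.get_image('wrist'); cv2.imwrite('pics/w27.png',cv2.resize(im[165:220,150:370,::-1],None,fx=3.6,fy=7,interpolation=cv2.INTER_CUBIC) if 0 else cv2.resize(im[165:220,296:351,::-1],None,fx=10,fy=10,interpolation=cv2.INTER_CUBIC))
```

```text
(no output)
```

View pics/w27.png

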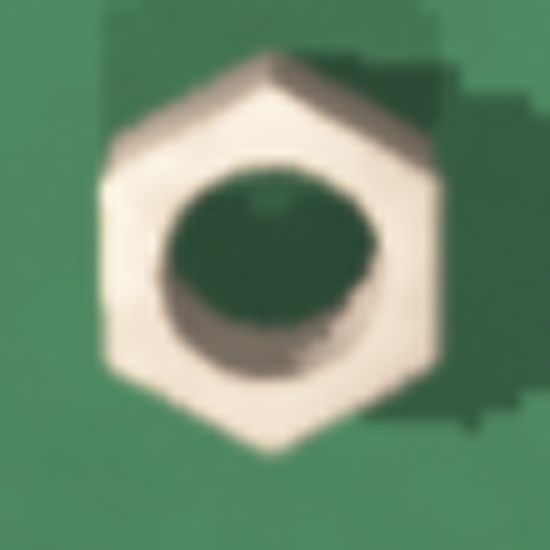

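The nut's top hexagon in the crop has corners at (265,82), (438,180), (440,360), (270,455), (108,362), (103,180), so its flats face left and right.

Run:
```python
from h import *
import pickle
c=pickle.load(open('c27.pkl','rb'))
p=np.array([(265,82),(438,180),(440,360),(270,455),(108,362),(103,180)])
w=px2w(c,(p+.5)/10-.5+[296,165],19); m=w.mean(0); d=w-m
print(m,np.linalg.norm(d,axis=1).round(1),(np.degrees(np.arctan2(d[:,1],d[:,0]))%60).round(1))
plan([m[0],m[1],26],90)
```

```text
[ 413.86675512 -169.20773597   19.        ] [17.3 17.  17.4 17.4 17.  17.1] [2.3 0.4 2.1 0.5 0.7 0.9]
37.4333 pos [ 415.3 -170.3  148.2] x [1.    0.011 0.002] y [ 0.002 -0.    -1.   ] z [-0.011  1.    -0.   ] w 51.1 F [ 0.4  0.5 -0.2] q [-0.03  0.2  -0.55  0.   -0.82 -1.54]
PLAN [-0.16 12.22  0.12] [0.03 0.64 0.09]
```

```bash
python3 -m inch '[[0.6,-0.15,3,0.1,0,0,0],[0.6,-0.15,6,0.1,0,0,0],[0.6,-0.15,9,0.1,0,0,0],[0.6,-0.15,11,0.1,0,0,0],[0.6,-0.15,11.7,0.1,0,0,0],[0.6,-0.15,11.7,0.1,0,0,0],[0.6,-0.15,11.7,0.1,0,0,0]]'
python3 - <<'E'
from h import *
plan([413.9,-169.2,31],91)
save('side','d28.png',(230,180,100,75),8)
E
```

```text
clock: 38.02
position: [413.6, -169.4, 31.0]
ee_rot: [0.707, 0.004, -0.003, -0.707]
contact_force: [0.1, -0.0, 1.1]
gripper_width: 51.1
38.0167 pos [ 413.6 -169.4   31. ] x [1.    0.011 0.001] y [ 0.001 -0.    -1.   ] z [-0.011  1.    -0.   ] w 51.1 F [ 0.1 -0.   1.1] q [-0.02  0.4  -0.68  0.   -0.49 -1.54]
PLAN [ 0.03 -0.    0.02] [ 0.02 -0.36  0.07]
```

View pics/d28.png

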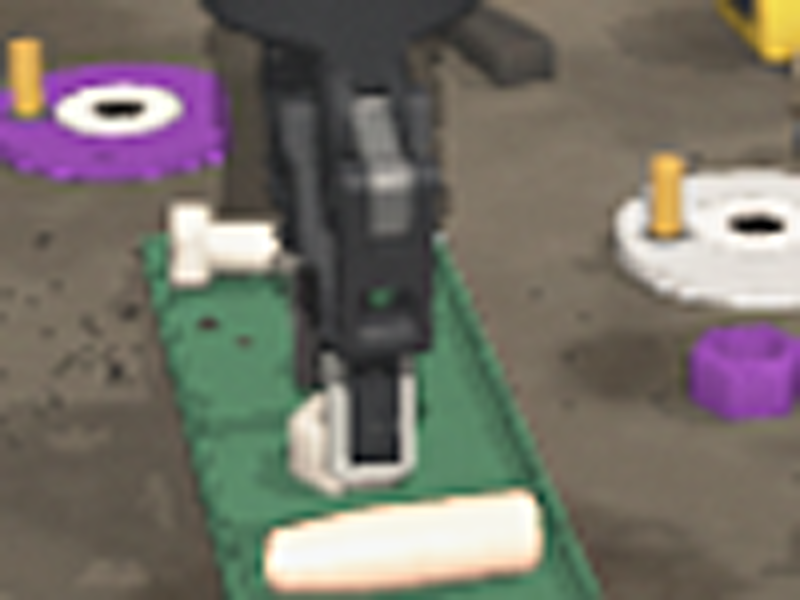

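```bash
python3 -m inch '[[0,0,0,0,0,0,0],[0,0,0,0,0,0,0],[0,0,0,0,0,0,0],[0,0,0,0,0,0,0],[0,0,0,0,0,0,0],[0,0,0,0,0,0,0]]'; python3 -m inch '[[0,0,-2,0,0,0,0],[0,0,-4,0,0,0,0],[0,0,-6,0,0,0,0],[0,0,-6,0,0,0,0]]'
python3 - <<'E'
from h import *
plan([566,-42,60],91)
save('side','d29.png',(230,160,100,75),8)
save('wrist','w29.png',None,1.25)
E
```

```text
clock: 38.57
position: [413.5, -169.5, 32.0]
ee_rot: [0.707, 0.005, -0.003, -0.707]
contact_force: [-0.4, 0.1, 6.3]
gripper_width: 28.1
clock: 38.9
position: [415.1, -169.8, 94.5]
ee_rot: [0.707, 0.007, -0.001, -0.707]
contact_force: [-0.3, 0.5, -0.7]
gripper_width: 27.7
38.9 pos [ 415.1 -169.8   94.5] x [1.    0.011 0.009] y [ 0.009 -0.001 -1.   ] z [-0.011  1.    -0.001] w 27.7 F [-0.3  0.5 -0.7] q [-0.02  0.28 -0.62  0.   -0.66 -1.54]
PLAN [15.19  3.58 12.61] [ 0.06 -0.36  0.54]
```

View pics/d29.png

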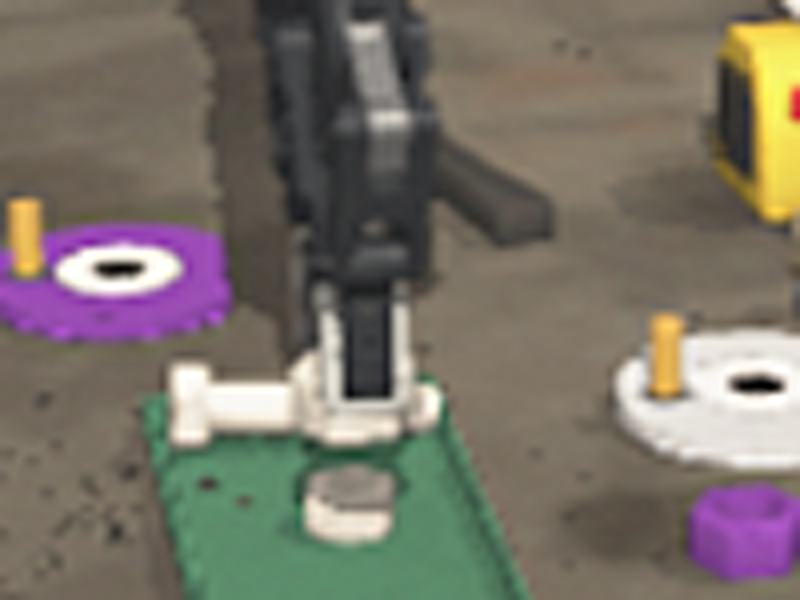

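View pics/w29.png

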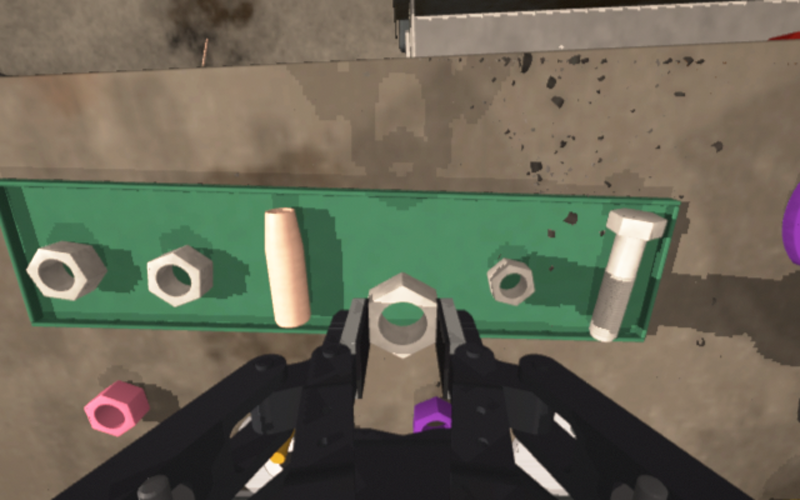

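The nut is held level between the pads. Carrying it over blank A's centre, which from the grip kinematics is about (566.5,-42.5).

```bash
python3 -m inch '[[0,3,0,2.5,0,0,0],[0,6,0,5,0,0,0],[0,9,0,7.5,0,0,0],[0,12,0,10,0,0,0],[0,15.1,0,12.6,0,0,0],[0,15.1,1,12.6,0,0,0],[0,15.1,2,12.6,0,0,0],[0,15.1,2,12.6,0,0,0],[0,15.1,2,12.6,0,0,0]]'
python3 - <<'E'
from h import *
plan([566.1,-42.5,38],91)
save('wrist','w30.png',None,1.25)
save('side','d30.png',(280,160,100,75),8)
E
```

```text
clock: 39.75
position: [559.9, -42.8, 68.6]
ee_rot: [0.707, 0.002, -0.005, -0.707]
contact_force: [-0.2, 0.2, -0.8]
gripper_width: 27.7
39.75 pos [559.9 -42.8  68.6] x [ 1.     0.009 -0.005] y [-0.005 -0.001 -1.   ] z [-0.009  1.    -0.001] w 27.7 F [-0.2  0.2 -0.8] q [ 0.21  0.48 -0.37 -0.   -0.73 -1.77]
PLAN [0.63 3.06 0.03] [ 0.04 -0.47 -0.27]
```

View pics/w30.png

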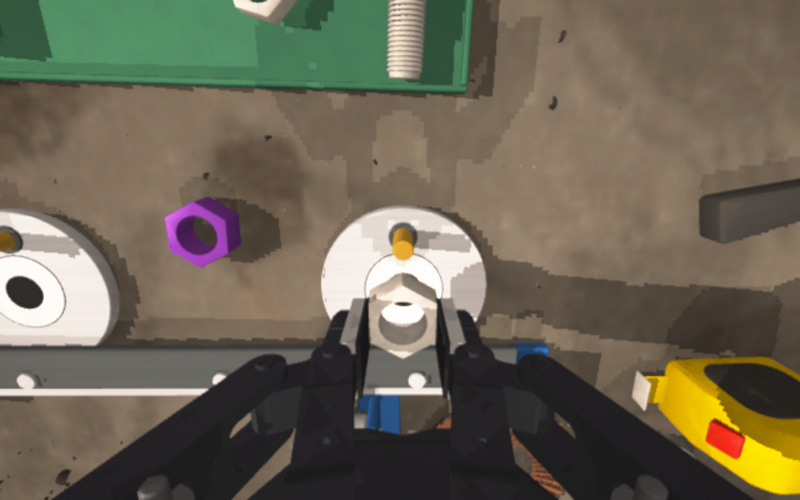

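View pics/d30.png

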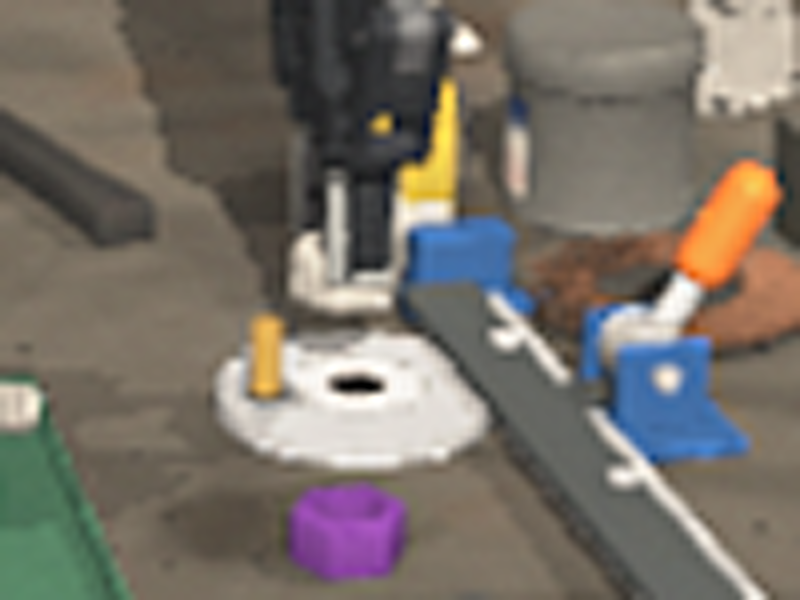

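Aligned with A's hole. Correcting x by 6 mm and lowering.

```bash
python3 -m inch '[[0,0.3,1,0,0,0,0],[0,0.6,2,0,0,0,0],[0,0.6,2.7,0,0,0,0],[0,0.6,2.7,0,0,0,0],[0,0.6,2.7,0,0,0,0]]'
python3 - <<'E'
from h import *
plan([566.1,-42.5,37],91)
E
```

```text
clock: 40.27
position: [567.6, -42.1, 42.4]
ee_rot: [0.707, 0.003, -0.004, -0.707]
contact_force: [-0.0, -0.3, 0.2]
gripper_width: 27.9
40.2667 pos [567.6 -42.1  42.4] x [ 1.     0.01  -0.002] y [-0.002 -0.    -1.   ] z [-0.01  1.   -0.  ] w 27.9 F [-0.  -0.3  0.2] q [ 0.21  0.52 -0.37 -0.   -0.68 -1.77]
PLAN [-0.15  0.54 -0.04] [ 0.02 -0.43 -0.11]
```

```bash
python3 -m inch '[[0,-0.1,0.2,0,0,0,0],[0,-0.1,0.3,0,0,0,0],[0,-0.1,0.3,0,0,0,0]]';python3 -m inch '[[0,0,0.15,0,0,0,0],[0,0,0.15,0,0,0,0]]';python3 -m inch '[[0,0,0.1,0,0,0,0],[0,0,0.1,0,0,0,0]]'
```

```text
clock: 40.52
position: [567.0, -41.8, 40.3]
ee_rot: [-0.707, -0.004, 0.004, 0.707]
contact_force: [-0.4, 0.4, -1.0]
gripper_width: 27.7
clock: 40.68
position: [567.1, -41.8, 38.8]
ee_rot: [-0.707, -0.004, 0.004, 0.707]
contact_force: [0.4, -0.0, -0.3]
gripper_width: 27.7
clock: 40.85
position: [567.1, -41.9, 37.8]
ee_rot: [-0.707, -0.004, 0.004, 0.707]
contact_force: [0.2, -0.6, -0.0]
gripper_width: 27.7
```

```bash
python3 -m inch '[[0,-0.05,0.1,0,0,0,0],[0,-0.05,0.1,0,0,0,0]]';python3 -m inch '[[0,0,0.1,0,0,0,0],[0,0,0.1,0,0,0,0]]'
```

```text
clock: 41.02
position: [566.9, -41.9, 37.1]
ee_rot: [0.707, 0.004, -0.003, -0.707]
contact_force: [0.8, -0.4, 0.4]
gripper_width: 27.6
clock: 41.18
position: [567.0, -41.8, 37.0]
ee_rot: [0.707, 0.004, -0.004, -0.707]
contact_force: [-2.0, 0.7, 7.5]
gripper_width: 27.9
```

Contact at z 37.0, as predicted. Releasing and rising.

```bash
python3 -m inch '[[0.45,0,-0.05,0,0,0,0],[0.5,0,-0.05,0,0,0,0],[0.55,0,-0.05,0,0,0,0],[0.55,0,-0.05,0,0,0,0],[0.55,0,-2,0,0,0,0],[0.55,0,-5,0,0,0,0],[0.55,0,-9,0,0,0,0],[0.55,1.5,-12,0,0,0,0],[0.55,2.4,-12,0,0,0,0],[0.55,2.4,-12,0,0,0,0]]'
python3 - <<'E'
from look import *
plan()
look(31)
save('side','d31.png',(280,160,100,75),8)
E
```

```text
clock: 42.02
position: [593.3, -41.4, 158.0]
ee_rot: [-0.707, -0.006, 0.001, 0.707]
contact_force: [-0.2, 0.0, -1.1]
gripper_width: 47.4
42.0167 pos [593.3 -41.4 158. ] x [1.    0.01  0.006] y [ 0.006  0.001 -1.   ] z [-0.01   1.     0.001] w 47.4 F [-0.2  0.  -1.1] q [ 0.2   0.41 -0.2   0.   -0.95 -1.76]
PLAN
dark [356.95238095 120.84126984] 63 [77  3 20 21]
dark [373.32692308 153.90384615] 52 [101  39   7  10]
dark [321.08333333 159.92982456] 228 [42 43 19 15]
dark [364.44274809 187.03053435] 131 [82 67 28 17]
brass [320.35483871 126.28225806] 124 [[535.4 -42.4  33. ]]
```

View pics/w31.png

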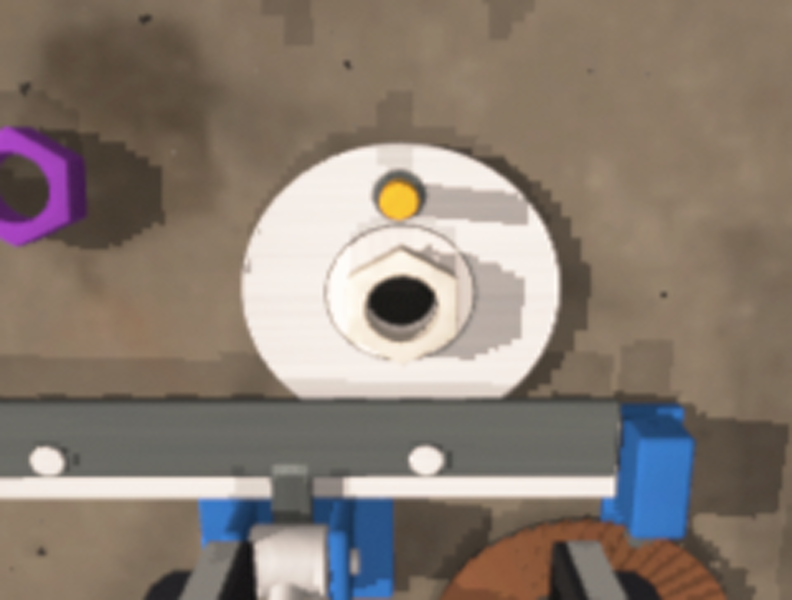

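View pics/d31.png

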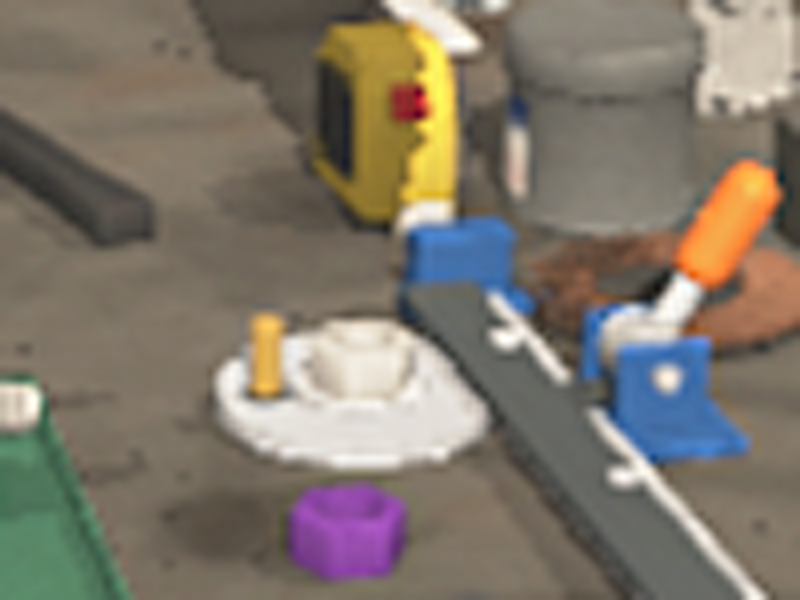

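The nut sits on A inside the scribed ring, with its top-hole centre near (402,307) and the ring centre near (400,292). Measuring the offset at their heights, then going for nut 2.

Run:
```python
from look import *
c=pickle.load(open('c31.pkl','rb')); U=lambda p:[((u+.5)/3.3+199.5,(v+.5)/3+59.5) for u,v in p]
r=px2w(c,U([(325,292),(475,292),(400,225),(400,360)]),8); print('ring',r.round(1)); 
n=px2w(c,U([(348,275),(457,282),(458,333),(402,362),(349,333)]),24); print('nut',n.round(1)); 
h=px2w(c,U([(367,307),(438,307)]),24); print('nuthole',h.mean(0).round(1)); print('ringc', r[:2].mean(0)[1].round(1), r[2:].mean(0)[0].round(1), 'stud',px2w(c,(320.4,126.3),33).round(1))
plan([422,-302,150],86)
```

```text
ring [[565.5 -63.    8. ]
 [565.1 -20.6   8. ]
 [544.8 -42.    8. ]
 [587.1 -41.6   8. ]]
nut [[557.6 -55.6  24. ]
 [559.3 -26.7  24. ]
 [574.5 -26.   24. ]
 [583.5 -41.1  24. ]
 [574.8 -55.4  24. ]]
nuthole [566.8 -41.1  24. ]
ringc -41.8 565.9 stud [[535.4 -42.4  33. ]]
42.1167 pos [589.7 -41.7 154.6] x [ 1.     0.01  -0.002] y [-0.002  0.    -1.   ] z [-0.01  1.    0.  ] w 47.1 F [-0.9 -0.2 -0.5] q [ 0.2   0.41 -0.21 -0.   -0.95 -1.76]
PLAN [-17.01   0.49 -25.87] [-0.01  4.54 -0.14]
```

Within about 1 mm. On to nut 2.

```bash
python3 -m inch '[[0.6,-3,0,-2,0,0,0],[0.6,-6,0,-5,0,2,0],[0.6,-9,0,-8,0,4.5,0],[0.6,-12,0,-11,0,4.5,0],[0.6,-14,0,-14,0,4.5,0],[0.6,-16,0,-17,0,4.5,0],[0.6,-17,0,-20,0,4.5,0],[0.6,-17,0,-23,0,4.5,0],[0.6,-17,0,-25.9,0,4.5,0],[0.6,-17,0,-25.9,0,4.5,0],[0.6,-17,0,-25.9,0,4.5,0]]'
python3 - <<'E'
from look import *
plan([422,-302,31],86)
c=cam('wrist'); pickle.dump(c,open('c32.pkl','wb'))
im=arm.get_image('wrist'); cv2.imwrite('pics/w32.png',cv2.resize(im[160:225,290:355,::-1],None,fx=9,fy=9,interpolation=cv2.INTER_CUBIC)); cv2.imwrite('pics/w32f.png',im[:,:,::-1])
E
```

```text
clock: 43.03
position: [421.5, -302.9, 153.8]
ee_rot: [-0.706, 0.027, -0.024, 0.707]
contact_force: [-0.2, 0.9, -0.3]
gripper_width: 51.1
43.0333 pos [ 421.5 -302.9  153.8] x [ 0.997 -0.072 -0.004] y [-0.004  0.002 -1.   ] z [0.072 0.997 0.002] w 51.1 F [-0.2  0.9 -0.3] q [-0.31  0.3  -0.38 -0.   -0.89 -1.33]
PLAN [ 0.1  12.28  0.08] [-0.09 -0.1  -0.23]
```

View pics/w32.png

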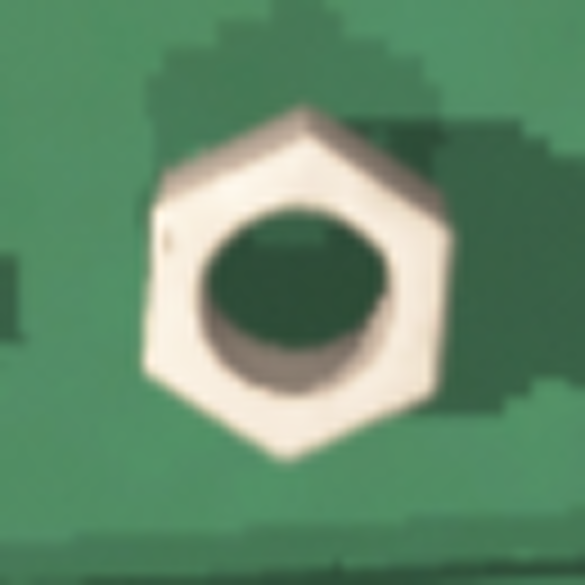

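View pics/w32f.png

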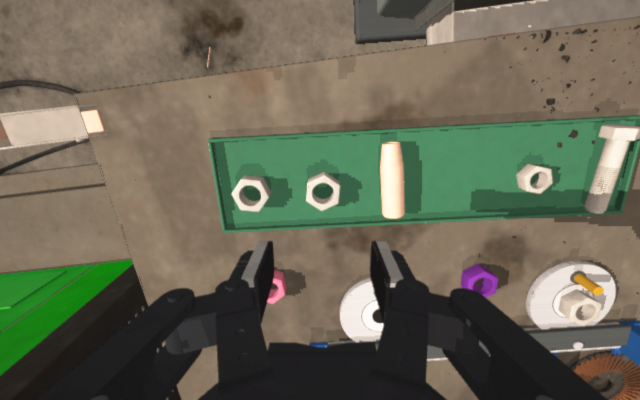

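Nut 2's top corners in the crop: (310,135), (452,230), (437,388), (287,463), (143,372), (155,203).

Run:
```python
from look import *
c=pickle.load(open('c32.pkl','rb'))
p=np.array([(310,135),(452,230),(437,388),(287,463),(143,372),(155,203)])
w=px2w(c,(p+.5)/9-.5+[290,160],19); m=w.mean(0); d=w-m
a=(np.degrees(np.arctan2(d[:,1],d[:,0]))%60)
print(m,np.linalg.norm(d,axis=1).round(1),a.round(1))
plan([m[0],m[1],31],a.mean()+30)
```

```text
[ 422.41823818 -301.46403134   19.        ] [17.2 17.2 17.2 17.6 17.6 17.6] [51.7 51.2 52.6 52.4 51.8 50.4]
43.0833 pos [ 421.6 -302.1  154.1] x [ 0.998 -0.07  -0.004] y [-0.004  0.002 -1.   ] z [0.07  0.998 0.002] w 51.1 F [-0.5  0.3 -0.1] q [-0.31  0.3  -0.38 -0.   -0.89 -1.33]
PLAN [ 0.12 12.31  0.05] [-0.08  4.3  -0.22]
```

```bash
python3 -m inch '[[0.53,0.1,3,0.05,0,4.3,0],[0.53,0.1,6,0.05,0,4.3,0],[0.53,0.1,9,0.05,0,4.3,0],[0.53,0.1,11.2,0.05,0,4.3,0],[0.53,0.1,12.2,0.05,0,4.3,0],[0.53,0.1,12.2,0.05,0,4.3,0],[0.53,0.1,12.2,0.05,0,4.3,0]]'
python3 - <<'E'
from h import *
plan([422.4,-301.5,31],81.7)
E
```

```text
clock: 43.67
position: [424.5, -301.4, 33.9]
ee_rot: [0.705, -0.05, 0.05, -0.705]
contact_force: [0.6, -0.6, 0.6]
gripper_width: 45.3
43.6667 pos [ 424.5 -301.4   33.9] x [ 0.99  -0.141 -0.001] y [-0.001  0.    -1.   ] z [ 0.141  0.99  -0.   ] w 45.3 F [ 0.6 -0.6  0.6] q [-0.31  0.48 -0.5   0.   -0.59 -1.41]
PLAN [-0.2   0.29 -0.04] [ 0.01  0.17 -0.05]
```

```bash
python3 -m inch '[[0.53,-0.2,0.25,0,0,0,0],[0.53,-0.2,0.25,0,0,0,0],[0,-0.2,0.25,0,0,0,0],[0,-0.2,0.25,0,0,0,0],[0,-0.2,0.25,0,0,0,0],[0,-0.2,0.25,0,0,0,0],[0,-0.2,0.25,0,0,0,0],[0,-0.2,0.25,0,0,0,0]]'; python3 -m inch '[[0,0,-2,0,0,0,0],[0,0,-4,0,0,0,0],[0,0,-6,0,0,0,0],[0,0,-6,0,0,0,0]]'
python3 - <<'E'
from h import *
plan([569.5,-248.2,70],90.7)
save('wrist','w33.png',None,1.25)
E
```

```text
clock: 44.33
position: [422.9, -301.8, 32.8]
ee_rot: [0.706, -0.05, 0.051, -0.705]
contact_force: [-1.0, 0.9, 5.5]
gripper_width: 27.4
clock: 44.67
position: [424.8, -302.8, 95.7]
ee_rot: [0.706, -0.047, 0.053, -0.704]
contact_force: [0.8, -0.2, -0.6]
gripper_width: 27.3
44.6667 pos [ 424.8 -302.8   95.7] x [ 0.99  -0.142  0.009] y [ 0.008 -0.004 -1.   ] z [ 0.142  0.99  -0.002] w 27.3 F [ 0.8 -0.2 -0.6] q [-0.31  0.38 -0.45  0.   -0.73 -1.41]
PLAN [13.52  2.67  7.47] [ 0.18 -8.87  0.49]
```

View pics/w33.png

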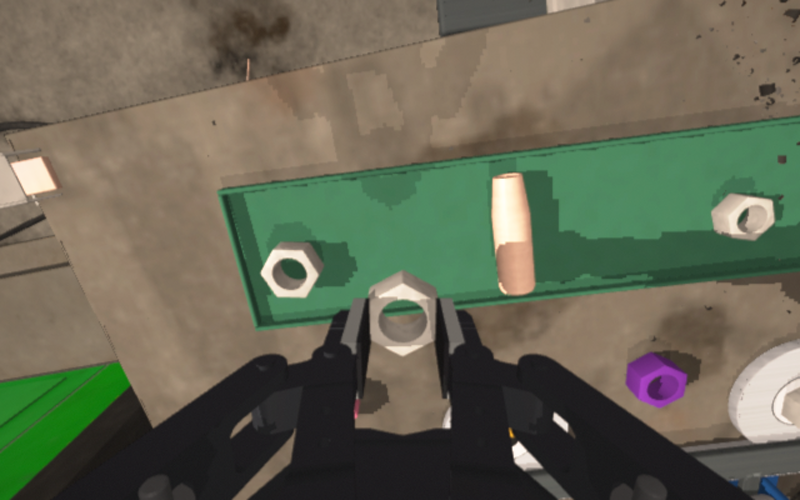

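Nut 2 is held level. Carrying it over blank B.

```bash
python3 -m inch '[[0,3,0,1.5,0,-3,0],[0,6,0,3,0,-6,0],[0,9,0,5,0,-8.9,0],[0,12,0,6.5,0,-8.9,0],[0,13.5,0,7.4,0,-8.9,0],[0,13.5,1,7.4,0,-8.9,0],[0,13.5,2.3,7.4,0,-8.9,0],[0,13.5,2.3,7.4,0,-8.9,0],[0,13.5,2.3,7.4,0,-8.9,0],[0,13.5,2.3,7.4,0,-8.9,0]]'
python3 - <<'E'
from h import *
plan([569.9,-248.2,41],90.7)
save('wrist','w34.png',None,1.25)
E
```

```text
clock: 45.55
position: [565.9, -248.0, 68.2]
ee_rot: [0.707, 0.004, -0.004, -0.707]
contact_force: [0.2, -0.1, -0.6]
gripper_width: 27.6
45.55 pos [ 565.9 -248.    68.2] x [ 1.     0.011 -0.001] y [-0.001 -0.    -1.   ] z [-0.011  1.    -0.   ] w 27.6 F [ 0.2 -0.1 -0.6] q [-0.15  0.55 -0.22  0.   -0.8  -1.41]
PLAN [ 0.4   2.72 -0.02] [ 0.   -0.04 -0.05]
```

View pics/w34.png

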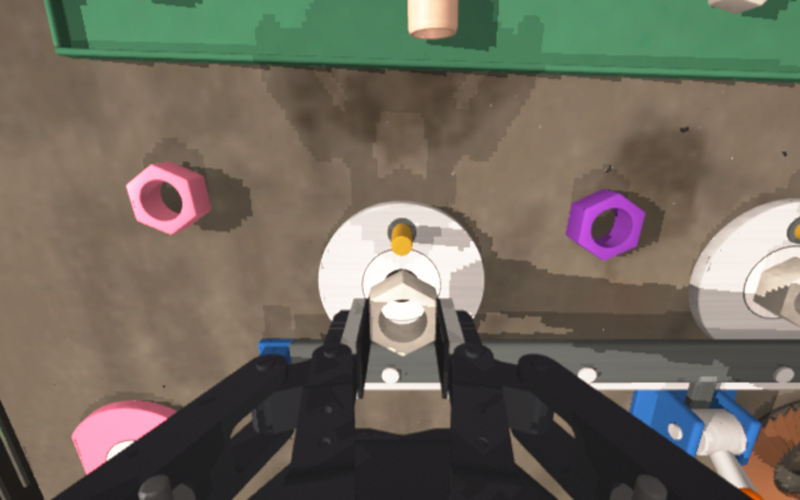

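```bash
python3 -m inch '[[0,0.2,1,0,0,0,0],[0,0.3,2,0,0,0,0],[0,0.4,2.7,0,0,0,0],[0,0.4,2.7,0,0,0,0],[0,0.4,2.7,0,0,0,0]]'
python3 - <<'E'
from h import *
plan([569.9,-248.2,38],90.7)
E
```

```text
clock: 46.02
position: [570.0, -247.6, 40.3]
ee_rot: [-0.707, -0.004, 0.005, 0.707]
contact_force: [-0.7, -0.2, 0.1]
gripper_width: 27.2
46.0167 pos [ 570.  -247.6   40.3] x [ 1.     0.012 -0.002] y [-0.002  0.    -1.   ] z [-0.012  1.     0.   ] w 27.2 F [-0.7 -0.2  0.1] q [-0.15  0.59 -0.23  0.   -0.75 -1.41]
PLAN [-0.01  0.23 -0.06] [-0.02 -0.02 -0.11]
```

```bash
python3 -m inch '[[0,0,0.15,-0.05,0,0,0],[0,0,0.15,-0.05,0,0,0]]';python3 -m inch '[[0,0,0.1,0,0,0,0],[0,0,0.1,0,0,0,0]]';python3 -m inch '[[0,0,0.1,0,0,0,0],[0,0,0.1,0,0,0,0]]'
```

```text
clock: 46.18
position: [570.6, -248.2, 39.8]
ee_rot: [0.707, 0.004, -0.004, -0.707]
contact_force: [0.2, 0.1, 0.1]
gripper_width: 27.1
clock: 46.35
position: [570.6, -248.1, 38.9]
ee_rot: [0.707, 0.004, -0.004, -0.707]
contact_force: [0.1, -0.4, 0.5]
gripper_width: 27.4
clock: 46.52
position: [570.6, -248.2, 37.9]
ee_rot: [0.707, 0.004, -0.004, -0.707]
contact_force: [0.2, -0.4, -0.4]
gripper_width: 27.1
```

```bash
python3 -m inch '[[0,0,0.1,0,0,0,0],[0,0,0.1,0,0,0,0]]';python3 -m inch '[[0,0,0.05,0,0,0,0],[0,0,0.05,0,0,0,0]]'
```

```text
clock: 46.68
position: [570.6, -248.2, 37.9]
ee_rot: [0.707, 0.004, -0.004, -0.707]
contact_force: [-1.0, 0.9, 4.2]
gripper_width: 27.2
clock: 46.85
position: [570.7, -248.1, 37.8]
ee_rot: [0.707, 0.005, -0.004, -0.707]
contact_force: [-2.7, 2.2, 6.8]
gripper_width: 27.0
```

Seated, with contact at z 37.9. Releasing and rising for a look at both.

```bash
python3 -m inch '[[0.45,0,-0.05,0,0,0,0],[0.5,0,-0.05,0,0,0,0],[0.55,0,-0.05,0,0,0,0],[0.55,0,-0.05,0,0,0,0],[0.55,0,-2,0,0,0,0],[0.55,0,-5,0,0,0,0],[0.55,0,-9,0,0,0,0],[0.55,1.5,-12,0,0,0,0],[0.55,2.1,-12,0,0,0,0],[0.55,2.1,-12,0,0,0,0]]'
python3 - <<'E'
from look import *
plan()
look(35)
save('side','d35.png',(280,160,120,90),6.5)
save('scene','s35.png',(240,140,130,120),5)
E
```

```text
clock: 47.68
position: [593.9, -248.1, 158.7]
ee_rot: [0.708, 0.007, -0.002, -0.707]
contact_force: [0.1, 0.9, -1.1]
gripper_width: 47.3
47.6833 pos [ 593.9 -248.1  158.7] x [1.    0.012 0.006] y [ 0.006 -0.001 -1.   ] z [-0.012  1.    -0.001] w 47.3 F [ 0.1  0.9 -1.1] q [-0.14  0.49 -0.07  0.   -1.01 -1.41]
PLAN
dark [357.18823529 123.94117647] 85 [76  5 21 21]
dark [370.27707809 172.83123426] 397 [84 34 26 52]
dark [321.80833333 162.9375    ] 240 [42 45 20 17]
dark [280.31914894 194.14893617] 47 [ 0 82 20  4]
brass [321.66666667 129.98290598] 117 [[ 539.  -248.4   33. ]]
```

View pics/w35.png

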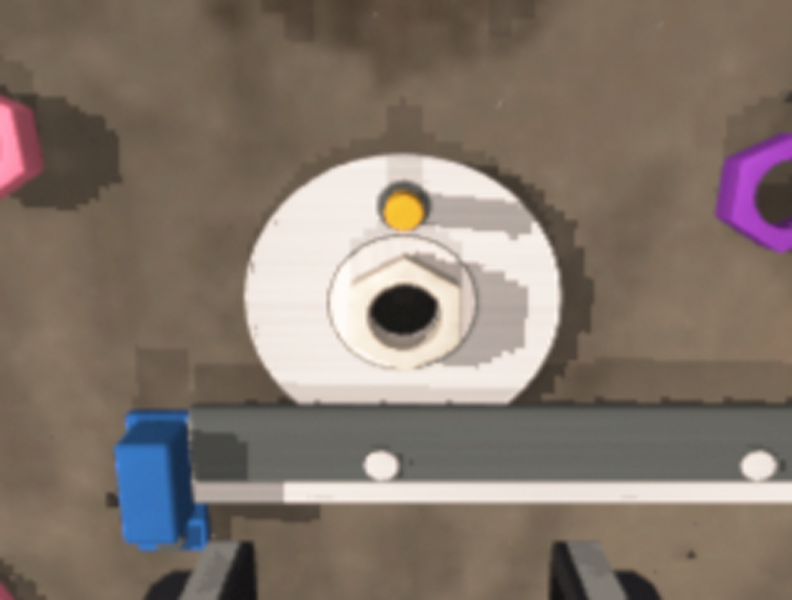

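View pics/d35.png

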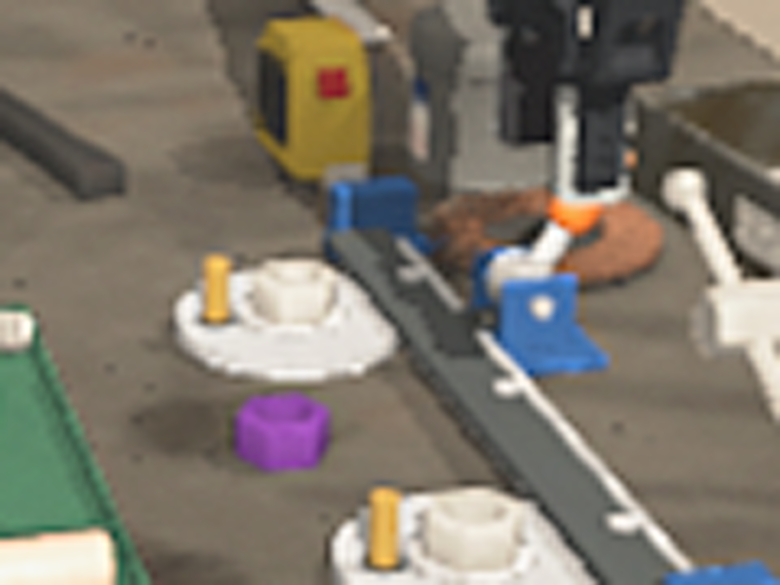

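View pics/s35.png

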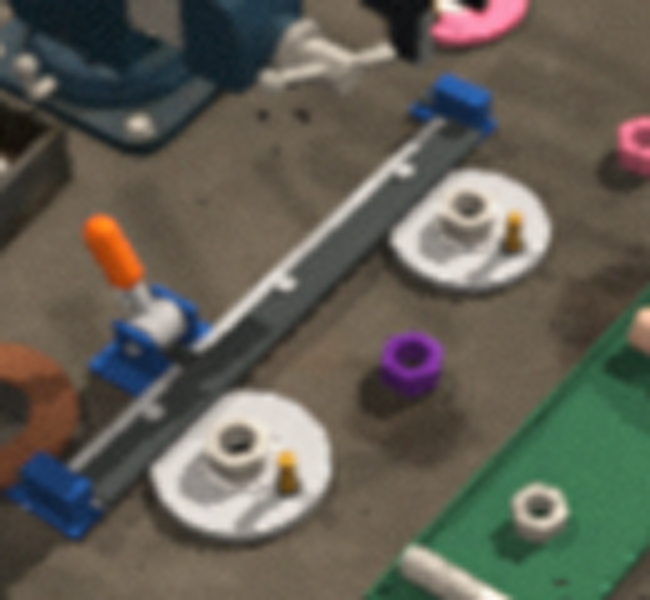

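Both nuts sit inside their rings. Backing off clear and making a last overall check for any late disturbance.

```bash
python3 -m inch '[[0.55,-4,-3,2,0,0,0],[0.55,-8,-6,4,0,0,0],[0.55,-11,-9,6,0,0,0],[0.55,-14,-12,8,0,0,0],[0.55,-16,-12,10,0,0,0],[0.55,-16,-12,10,0,0,0],[0.55,-16,-12,10,0,0,0],[0.55,-16,-12,10,0,0,0]]'
python3 - <<'E'
from look import *
plan()
U=lambda p:[((u+.5)/3.3+199.5,(v+.5)/3+59.5) for u,v in p]
for n,ring,nut,lip in ((31,[(325,292),(475,292),(400,225),(400,360)],[(367,307),(438,307)],[(200,401),(400,400),(600,400)]),(35,[(328,301),(478,301),(403,235),(403,369)],[(368,315),(439,315)],[(220,405.5),(400,405),(620,404)])):
    c=pickle.load(open(f'c{n}.pkl','rb'))
    r=px2w(c,U(ring),8); rc=np.array([r[2:,0].mean(),r[:2,1].mean()]); h=px2w(c,U(nut),24).mean(0)[:2]
    l=px2w(c,U(lip),15); p=np.polyfit(l[:,1],l[:,0],1)
    print(n,'ring',rc.round(1),'nut-off',(h-rc).round(1),'x rel front',(rc[0]-np.polyval(p,rc[1])-6).round(1))
save('wrist','w36.png',None,1.25); save('side','d36.png',(200,150,240,150),3.3)
E
```

```text
clock: 48.5
position: [429.5, -149.5, 276.0]
ee_rot: [-0.707, -0.005, 0.005, 0.707]
contact_force: [0.9, 0.1, -0.4]
gripper_width: 46.8
48.5 pos [ 429.5 -149.5  276. ] x [ 1.     0.013 -0.   ] y [-0.  0. -1.] z [-0.013  1.     0.   ] w 46.8 F [ 0.9  0.1 -0.4] q [ 0.02  0.07 -0.34 -0.   -1.16 -1.58]
PLAN
31 ring [565.9 -41.8] nut-off [0.9 0.7] x rel front -38.4
35 ring [ 569.6 -248. ] nut-off [0.3 0.2] x rel front -37.0
```

View pics/w36.png

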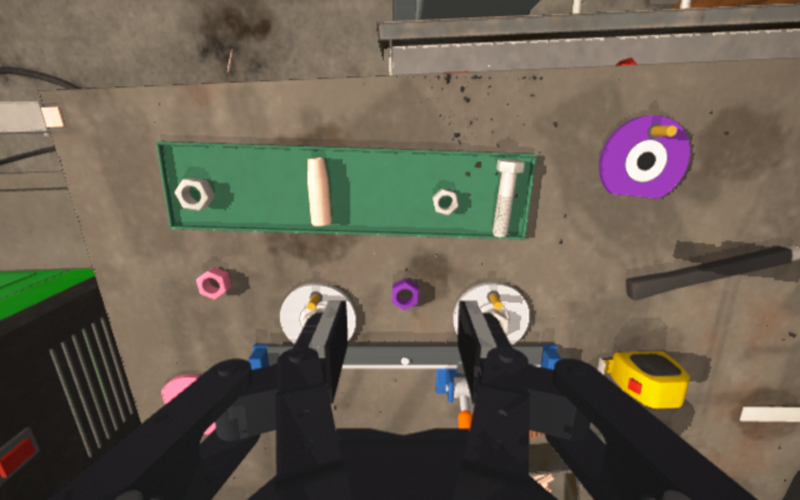

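View pics/d36.png

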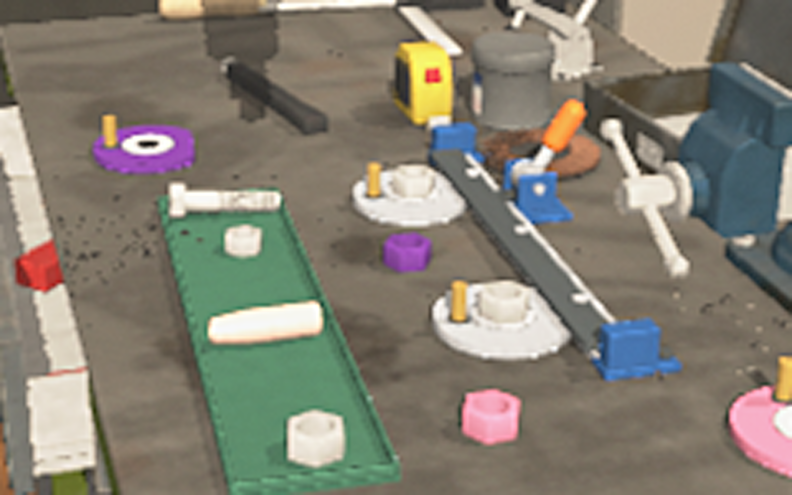

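Everything is in place, nothing is disturbed, and the robot is clear of the work. Handing in.

```bash
python3 -c "
from bench import arm
print(arm.job_done()); print(arm.read_state()['clock'])"
```

```text
the job is handed in; nothing more can be done
None
the job is handed in; nothing more can be done
```

The job is handed in at about 48.5 s of the 210 s allowed; no verdict was reported. Only two steel blanks were present. I turned both by their studs, slid them against the fence, flipped the cam lever until it snapped closed, and set one big nut on each.

**Last checks:**

| Blank | Centre to front face (target 37 mm) | Angle to fence | Nut off centre |
|---|---|---|---|
| Left (+y) | 38.0–38.4 mm | 0.8° | 1.1 mm |
| Right (-y) | 37.0–37.1 mm | 0.1° | 0.4 mm |

- **Overall:** the lever leans back closed, and both nuts lie flat inside their scribed rings. The chisel, tape measure and pink or purple look-alikes showed no visible movement, and the gripper was clear of everything. The angles were measured before the lever was closed.

**What went wrong or disagreed:**
- **Pressing down:** the first push on the left blank pressed it onto the table (about 39 N upward at the wrist), so I regripped higher. After that it briefly rose a few millimetres, by gripper height, well under the 15 mm limit. I carried the right blank to the fence with about 1 mm of lift, so neither was purely slid.
- **Alignment:** after the first slide the blanks sat about 4.6° and 3.1° off the fence, against a limit of 3.4°. I gripped both studs again and squared them before closing the lever.
- **Gap:** the left blank may still have about a 1 mm gap to the bar (limit 3 mm).
- **Cameras:** they disagreed by about 2 mm across the work, so I placed the nuts from the gripper's own stud positions.

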